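# Set the citrus press gap with its gauge and load the fruit carrier

### The job

Get the citrus press ready for the evening: slide the flat setting gauge straight into the channel under the raised platen until its red line is level with the platen's front edge, let the blade lie flat on the base plate, and push the platen down by its black pad until it rests on the blade; then draw the gauge out without shifting the platen and lay it back flat in its tray. Also load every lime and lemon from the serving tray into the wooden carrier, one fruit to a well, any fruit in any well. Leave the other things standing where they are.

Things in the scene. Friction and masses are not known exactly. Their poses are not given: they have to be found in the camera images.
- slot_mouth (a point): middle of the gap's mouth in the fixed grey press, on the top of its base plate (15 mm above the worktop), straight below the front edge of the flat steel platen (70 mm deep, 80 mm wide, 12 mm thick). x: level, into the gap; y: left; z: up. At the start the gap is 22 to 40 mm high. It runs on behind and has no end stop at the right depth
- channel_mid (a point): point on the press's base plate below the platen's centre, 35 mm behind the mouth; same axes. Two ribs 5 mm high leave a channel 36 mm wide for the blade, centred here, from 55 mm in front of this point (20 mm in front of the mouth) to 30 mm behind it. The base plate is 120 mm wide and 15 mm thick, from 130 mm in front of this point to 85 mm behind it
- crosshead (a point): middle of the top of the fixed grey crosshead that joins the press's two guide rods, 68 mm behind the platen's centre; 30 x 100 mm, 130 mm above the worktop: the highest part of the press. A fixed wall cabinet hangs over the back of the worktop all along y, from x = 0.607 back and from 548 mm above the worktop up: keep wrist and forearm clear of it
- platen (a joint): how far the platen has been lowered, m: at 0 the clear gap between platen and base plate is 40 mm, at 0.035 (lowest) 5 mm; the gap is 0.040 minus this value, so with the platen down on the 8 mm gauge it reads 0.032. It slides straight down when its black pad is pushed (about 4 N of friction) and stays where it is left; it is not sprung
- press_pad (a point): centre of the top of the round black push pad (48 mm across, 10 mm thick) on the short stem over the middle of the platen; it moves with the platen, 110 mm above the worktop at joint value 0 and 78 mm when set
- gauge_grip (a point): the setting gauge, 0.15 kg: a flat steel blade 135 mm long, 30 mm wide (22 mm in the last 15 mm at the tip) and 8 mm thick, with an upright blue grip near its rear end, 36 mm long (x), 14 mm thick (y) and 44 mm high above the blade. This point: in the middle of the grip, 30 mm above the underside of the blade. x: along the blade to its tip, y: across the grip's thickness, z: up
- gauge_line (a point): the red line across the top of the gauge blade, 65 mm ahead of the grip's centre and 50 mm short of the tip; this point: middle of the line, on the blade's top (8 mm above its underside). Axes as for the grip
- gauge_tip (a point): end of the gauge blade, at half thickness, 115 mm ahead of the grip's centre. Axes as for the grip
- tray_center (a point): the gauge's tray: fixed shallow dark wooden tray, 170 x 60 mm outside, 10 mm high, walls and floor 4 mm, in which the gauge lies at the start; this point: middle of its floor's top. x: along the tray, y: across
- fruit_tray_center (a point): fixed flat wooden serving tray, 179 mm (x) by 320 mm (y), with a low rim 12 mm high (28 mm along the far side) and 3 mm thick and a floor 3 mm thick, on which the fruit lies at the start; this point: middle of its floor's top
- well_1 (a point): the fruit carrier: fixed light wooden box 175 x 260 x 29 mm with 2 x 3 square open wells, 80 x 80 mm inside, walls 5 mm, floor 5 mm, walls rising 24 mm above the floor; this point: centre of the floor of well 1 (near row, left). x: away from the robot, y: left
- well_2 (a point): centre of the floor of well 2 of the carrier (near row, middle)
- well_3 (a point): centre of the floor of well 3 of the carrier (near row, right)
- well_4 (a point): centre of the floor of well 4 of the carrier (far row, left)
- well_5 (a point): centre of the floor of well 5 of the carrier (far row, middle)
- well_6 (a point): centre of the floor of well 6 of the carrier (far row, right)
- lime_1_center (a point): a green lime, 60 mm long (x), 48 mm thick, 0.06 kg; this point: its centre. It can roll. May be absent
- lime_2_center (a point): a green lime, 60 mm long (x), 48 mm thick, 0.06 kg; this point: its centre. It can roll. May be absent
- lime_3_center (a point): a green lime, 60 mm long (x), 48 mm thick, 0.06 kg; this point: its centre. It can roll. May be absent
- lemon_1_center (a point): a yellow lemon, 71 mm long (x), 53 mm wide (y), 51 mm high, 0.085 kg; this point: its centre. It can roll. May be absent
- lemon_2_center (a point): a yellow lemon, 71 mm long (x), 53 mm wide (y), 51 mm high, 0.085 kg; this point: its centre. It can roll. May be absent
- jigger_center (a point): bystander: copper jigger standing upright, 43 mm across, 84 mm high; this point: half-way up
- rocks_glass_center (a point): bystander: rocks glass standing upright, 92 mm across, 97 mm high; this point: half-way up
Not all that is in view belongs to the job. What is shaped like the part that bears lime_2_center but blue is not meant.

How it is judged:
By the outcome, as a careful person would: the job done as asked, in the order asked, and still so for the second after the job is handed in, with the robot touching nothing.
Of lime_1, lime_2, lime_3, lemon_1, lemon_2 only 3 to 5 are there at a start; the rules pass over those that are not, and their reading is None.
At some moment in a run one of lime_1, lime_2, lime_3, lemon_1, lemon_2 may be knocked a few centimetres aside while the robot is not near it.
It also fails if it takes over 210 s, if anything falls off the work surface, if the arm or the gripper's body presses on something with over 40 N, if the wrist force passes 120 N, or if a joint passes its speed limit or range.

### The arm

A 6-joint arm with a two-finger parallel gripper is mounted at the origin on a cart in front of the work surface, level with it; the furniture and walls round the work are solid. World frame = base frame: x ahead of the robot, y to its left, z up, the work surface at z = 0. Lengths are in mm, angles in rad, forces in N, time in s.
With the tool pointing down it reaches from about 350 to 775 mm from the base axis. Payload 7.3 kg.
Tool frame: the origin (TCP) lies at the very end of the fingers, on their centre line; the grasp point (between the pads) lies 19 mm behind it (pinch_z is the distance from the TCP to the grasp point, in mm); z points along the fingers, y is the direction in which the jaws open and shut (so a half turn about z gives the same grasp; the last joint's range is limited). The gripper opens to 92 mm and grips with 3 to 60 N. Pads are 19 mm wide; open, the fingers measure 130 mm over their backs; the gripper's body (75 mm by 190 mm) begins 47 mm behind the grasp point.
Start: joints at [-1.298, 0.342, 1.524, -0, 1.275, -0.146], TCP at [213.523, -479.638, 226.741] pointing down, gripper open.
Joint ranges: [-2.53, 2.53], [-0.77, 2.02], [0.04, 2.7], [-1, 4.14], [0.28, 2.66], [-3.11, 3.11]. Speed limits (rad/s): [2.57, 2.57, 3.14, 3.14, 3.14, 3.14].

### API

Orientations are given as [roll, pitch, yaw] about the fixed x, y, z axes, in that order (R = Rz(yaw) Ry(pitch) Rx(roll)).
In Python, from plant import * gives the robot as it stands.
- The arm moves only by the tool step_arm, never from a script. Its argument "moves" is one flat list of numbers, 7 for each row, row after row: the shift along the tool's x, y, z scaled (see below), then the turn, a rotation vector about the tool's x, y, z scaled (see below), then the closure, from -1 (fully open) to 1 (shut). A call has 1 to 8 rows; each row shifts and turns the pose as measured when the row begins, along the tool's axes as they then stand; what a row does not reach is not made up. The controller multiplies each number of a shift by 2 cm and each number of a turn by 4 degrees. A row lasts 1/12 s, in which the tool goes at most 41.7 mm and 7.16 degrees, less where a joint would pass 70% of its speed; a pose out of reach is approached as far as the arm can. A call with a number of a shift or a turn outside -1 to 1 is refused whole. A call with a gripper value outside its range is refused whole. The fingers move at their own pace and stop on an object; the grip force is fixed at half the most. Time passes only in rows, so rows that do not move let the fingers close. It gives the time, the measured TCP pose, the force and the opening at its end, in the units of the state.
- get_obs(): the state, without advancing time (a new reading comes with each control period).
- capture(name): name is "scene" or "top"; returns the picture (420x560x3 uint8, red, green, blue); there is no depth.
- get_calibration(name): a dict with "mtx" (3x3 intrinsics, pixels), "eye" and "orientation" of the camera in the world. Camera axes: x right, y down, z forward; pixel columns grow to the right and rows downward; lengths in mm; the calibration is good to about 2 mm. A picture is of the moment at which its call begins. get_calibration takes no time and is no camera call.
- close_job(): hands the job in, once; it reports no verdict.
The state is a dict: "time": time; "joint_positions": joint angles; "dq": joint speeds; "tau": joint torques, N m; "tool_pos": TCP position; "tcp_rot": TCP orientation; "contact_force": force on the tool from outside, world axes, zero at the start; "moment": the same for the moment, N m; "grip_width": finger opening in mm.
Only numpy, scipy, OpenCV 4.12 (cv2) and the standard library are available. Lean on these libraries where they do the work, as an engineer would, in place of code of your own. Each camera call takes 0.05 s, during which the arm holds its last target.

## Working session

There is one attempt and no reset: what is moved stays moved. The work goes in short steps, Python scripts to look and compute and a tool call to move; the robot and the scene stay as the last step left them, time stands still between calls to the robot, and variables do not carry over. Pictures are saved under pics/ and viewed, and the job is handed in when it is done.

Besides the shell and the picture viewer there is one more tool, called after "Request:" as a command line: name --argument value ..., lists and objects as JSON in quotes. step_arm: Moves the arm, as the interface text tells. Shifts and turns lie within -1 to 1; 1 stands for 2 cm of shift or 4 degrees of turn. Its arguments: {"type":"object","properties":{"moves":{"type":"array"}},"required":["moves"]}

```bash
ls; mkdir -p pics; python3 - <<'E'
from plant import *
import cv2
print(get_obs())
for n in("scene","top"):
    print(n,get_calibration(n))
    cv2.imwrite(f"pics/{n}0.png",capture(n)[:,:,::-1])
E
```

```text
pics
{'time': 0.0, 'joint_positions': array([-1.29801525e+00,  3.42716108e-01,  1.52503939e+00,  1.82563278e-05,
        1.27536348e+00, -1.46007205e-01]), 'dq': array([ 0.00071656, -0.00017646, -0.00060643, -0.00014024,  0.00163598,
       -0.0020139 ]), 'tau': array([ 6.98400145e-04, -4.31239271e+01, -2.44222051e+01,  7.17535196e-02,
        5.59863774e-02, -1.15131074e-04]), 'tool_pos': array([ 213.40461632, -479.22556013,  226.04057511]), 'tcp_rot': array([-3.14008511e+00, -2.39334900e-04,  4.18782772e-01]), 'contact_force': array([ 0.32821187,  0.09287256, -0.36664108]), 'moment': array([-0.01737658,  0.01024805, -0.02420483]), 'grip_width': 91.56295279884345}
scene {'mtx': array([[499.96081762,   0.        , 274.08842862],
       [  0.        , 499.96081762, 206.13969655],
       [  0.        ,   0.        ,   1.        ]]), 'eye': array([-808.5751866 , -316.3454157 , 1137.45825501]), 'orientation': array([-2.21118105,  0.01739641, -1.48522743])}
top {'mtx': array([[388.82583752,   0.        , 278.77644526],
       [  0.        , 388.82583752, 205.95073553],
       [  0.        ,   0.        ,   1.        ]]), 'eye': array([ 275.49702122, -162.70925254, 1775.68545555]), 'orientation': array([-2.97173030e+00,  2.50081569e-03, -1.58731422e+00])}
```

View pics/scene0.png

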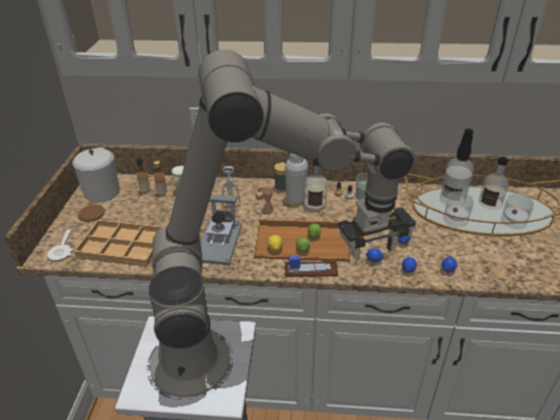

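View pics/top0.png

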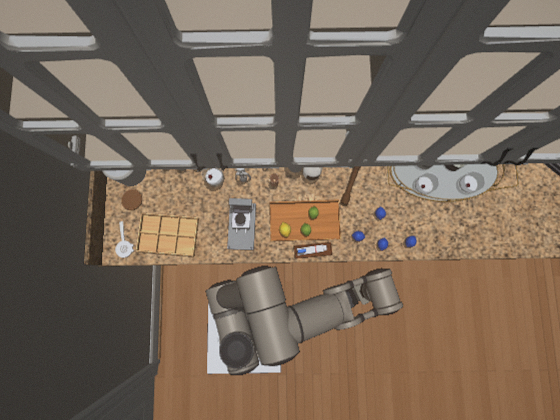

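```bash
cat > h.py <<'E'
import numpy as np, cv2
from scipy.spatial.transform import Rotation as R
from plant import *
def cam(n):
    c=get_calibration(n); return c['mtx'],np.array(c['eye']),R.from_euler('xyz',c['orientation']).as_matrix()
def ray(n,u,v,z):
    K,e,M=cam(n); d=M@np.linalg.solve(K,[u,v,1]); return e+d*(z-e[2])/d[2]
def proj(n,p):
    K,e,M=cam(n); q=K@(M.T@(np.array(p,float)-e)); return q[:2]/q[2]
def crop(n,img,u0,v0,u1,v1,s,name):
    c=cv2.resize(img[v0:v1,u0:u1],None,fx=s,fy=s,interpolation=cv2.INTER_CUBIC)
    c=c[:,:,::-1].copy()
    for u in range((u0+9)//10*10,u1,10):
        cv2.line(c,((u-u0)*s,0),((u-u0)*s,6),(255,255,255),1); cv2.putText(c,str(u),((u-u0)*s,16),0,.35,(255,255,255))
    for v in range((v0+9)//10*10,v1,10):
        cv2.line(c,(0,(v-v0)*s),(6,(v-v0)*s),(255,255,255),1); cv2.putText(c,str(v),(8,(v-v0)*s+4),0,.35,(255,255,255))
    cv2.imwrite(f"pics/{name}.png",c)
E
python3 - <<'E'
from h import *
t=cv2.imread("pics/top0.png")[:,:,::-1]; s=cv2.imread("pics/scene0.png")[:,:,::-1]
crop("top",t,210,180,350,265,5,"t0a"); crop("top",t,100,195,215,265,6,"t0b")
crop("scene",s,190,180,350,290,5,"s0a"); crop("scene",s,40,180,190,290,5,"s0b")
for p in [(0,0,0),(213,-480,226)]: print(proj("top",p),proj("scene",p))
E
```

```text
[243.6951585  337.05486659] [190.28068828 360.92098434]
[361.35314212 287.52864388] [372.89565698 253.45298097]
```

View pics/t0a.png

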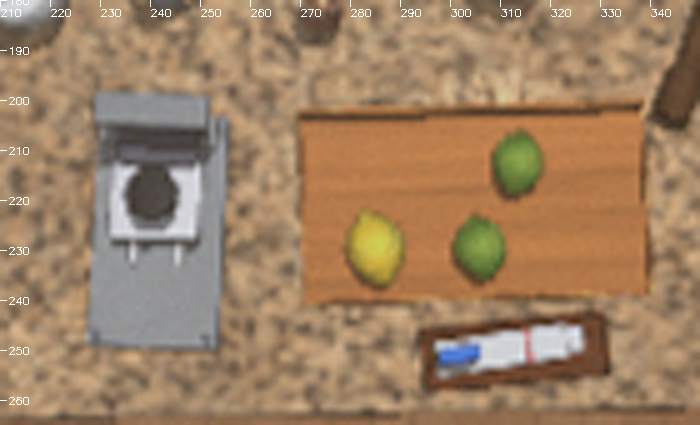

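View pics/t0b.png

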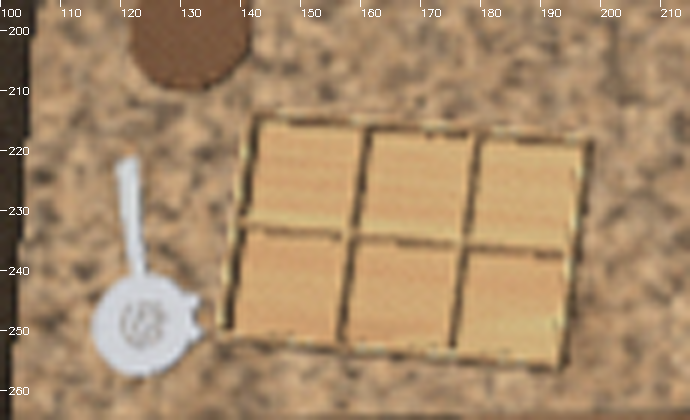

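View pics/s0a.png

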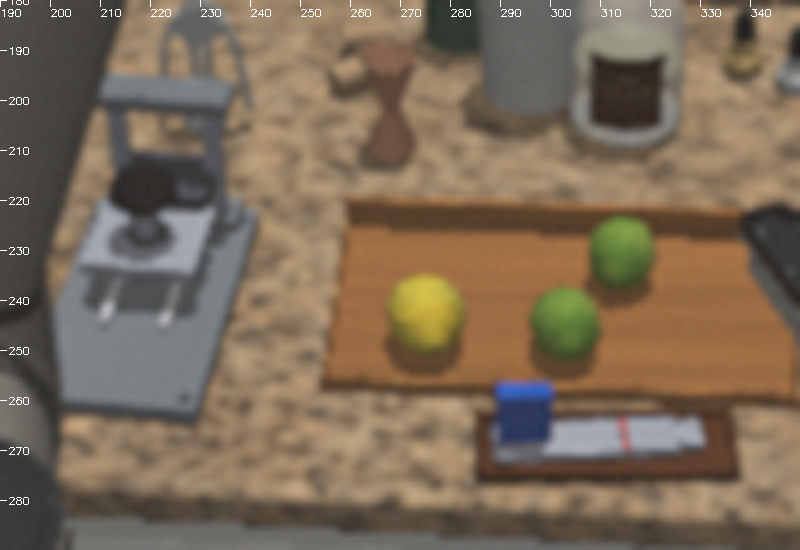

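View pics/s0b.png

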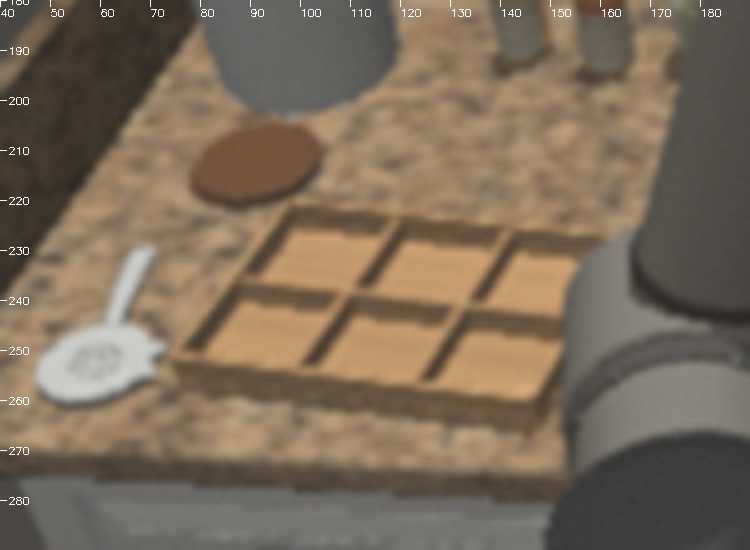

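```bash
python3 - <<'E'
from h import *
t=cv2.imread("pics/top0.png")[:,:,::-1]; s=cv2.imread("pics/scene0.png")[:,:,::-1]
crop("top",t,285,235,345,265,13,"t0g"); crop("scene",s,280,245,345,285,12,"s0g")
crop("top",t,220,190,270,255,9,"t0p"); crop("scene",s,195,190,250,270,7,"s0p")
def P(l,n,u,v,z): print(l,n,ray(n,u,v,z)[:2].round(0))
P("line","top",313.5,249,12);P("line","scene",314.5,266.5,12)
P("griptop","top",301.5,251,56);P("griptop","scene",293.5,258,56)
P("tip","top",324,247.5,8);P("tip","scene",330,266.5,8)
for n,u,v in(("L1",313.5,212.5),("L2",303.5,229),("Y",283,229.5)):P(n,"top",u,v,28)
for n,u,v in(("L1",312.5,231),("L2",301,244.5),("Y",263.5,243)):P(n,"scene",u,v,28)
for c in((227.5,248),(253,249.5),(255.5,203)):P("base","top",*c,15)
for c in((229,261.5),(241.5,221.5)):P("base","scene",*c,15)
for c in((228.5,198),(251.5,199.5),(228.5,204.5),(251,206)):P("cross","top",*c,130)
for c in((210,196),(236,196.5),(209,201),(235,202)):P("cross","scene",*c,130)
for c in((137,250),(194,256),(198.5,218),(142,214.5)):P("carrier","top",*c,29)
for c in((75,252),(98,221)):P("carrier","scene",*c,29)
E
```

```text
line top [ 378. -317.]
line scene [ 377. -326.]
griptop top [ 368. -260.]
griptop scene [ 365. -259.]
tip top [ 384. -365.]
tip scene [ 385. -376.]
L1 top [ 542. -321.]
L2 top [ 468. -273.]
Y top [ 467. -181.]
L1 scene [ 538. -315.]
L2 scene [ 464. -279.]
Y scene [ 463. -152.]
base top [389.  71.]
base top [380. -44.]
base top [593. -56.]
base scene [379. -46.]
base scene [591. -58.]
cross top [596.  53.]
cross top [588. -46.]
cross top [568.  53.]
cross top [560. -44.]
cross scene [582.  44.]
cross scene [585. -47.]
cross scene [553.  42.]
cross scene [553. -48.]
carrier top [386. 474.]
carrier top [355. 219.]
carrier top [526. 202.]
carrier top [546. 459.]
carrier scene [375. 472.]
carrier scene [543. 456.]
```

View pics/t0g.png

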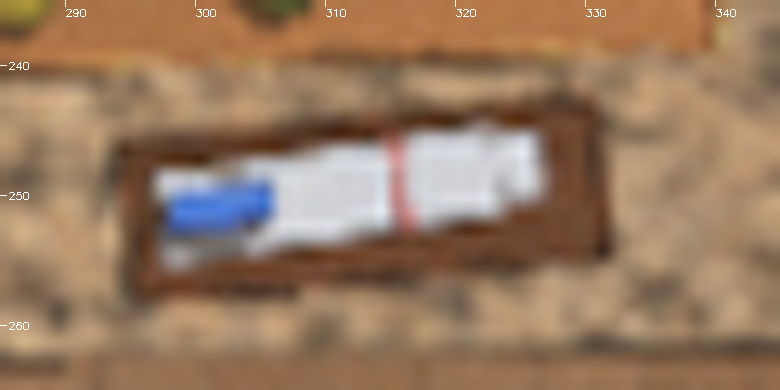

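View pics/s0g.png

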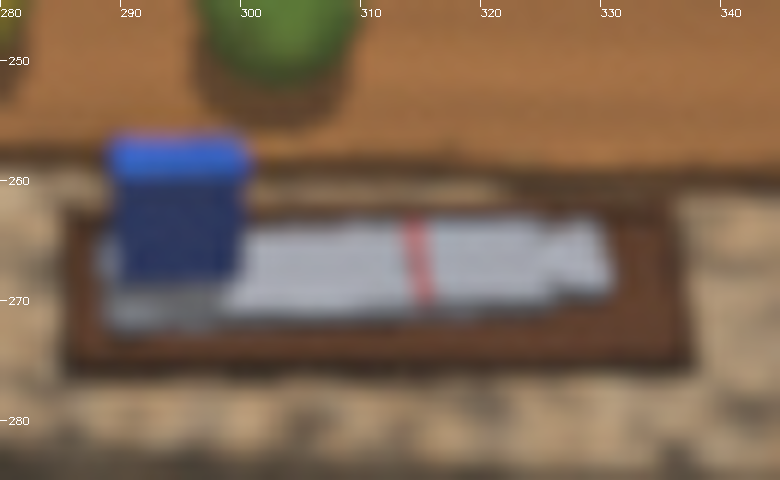

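View pics/t0p.png

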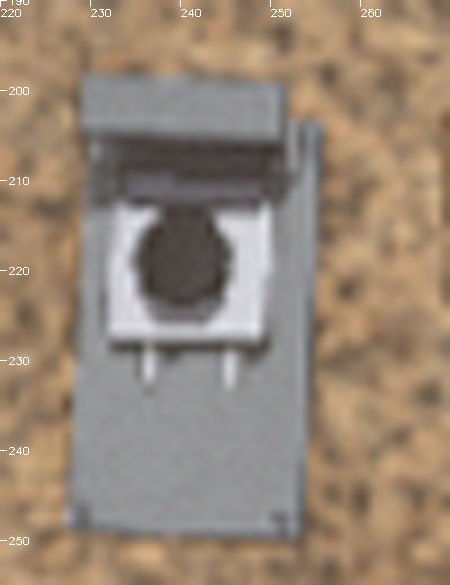

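View pics/s0p.png

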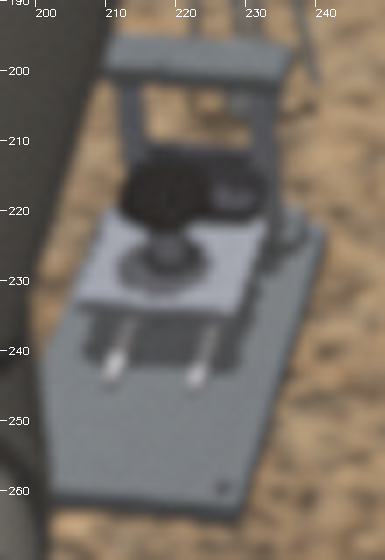

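```bash
cat > fit.py <<'E'
from h import *
from scipy.optimize import least_squares
def fit(feats,p0,nq=0):
    """feats: (cam,u,v,fn or (X,Y,Z)); params x,y,yaw,[q]"""
    K={n:cam(n) for n in("top","scene")}
    def pr(n,p):
        k,e,M=K[n];q=k@(M.T@(p-e));return q[:2]/q[2]
    def loc(f,p):
        X=f[3](p[3:]) if callable(f[3]) else f[3]
        c,s=np.cos(p[2]),np.sin(p[2]);return np.array([p[0]+c*X[0]-s*X[1],p[1]+s*X[0]+c*X[1],X[2]])
    def res(p): return np.concatenate([pr(f[0],loc(f,p))-[f[1]-.5,f[2]-.5] for f in feats])
    r=least_squares(res,p0,loss='soft_l1',f_scale=.5)
    return r.x,res(r.x).reshape(-1,2)
E
python3 - <<'E'
from fit import *
# origin channel_mid
T,S="top","scene"
pl=lambda X,Y:(lambda q:(X,Y,15+40-q[0]+12))
pressT=[(T,227.5,248.8,(-130,60,15)),(T,253.3,250,(-130,-60,15)),(T,255.7,203.3,(85,-60,15)),
(T,236.4,233.5,(-55,20,20)),(T,245.4,233.5,(-55,-20,20)),
(T,229,198,(83,50,130)),(T,251.6,199.3,(83,-50,130)),(T,228.6,204.5,(53,50,130)),(T,251.4,205.3,(53,-50,130)),
(T,232,227.5,pl(-35,40)),(T,248.9,228.2,pl(-35,-40))]
pressS=[(S,210.3,195,(83,50,130)),(S,236.8,196.5,(83,-50,130)),(S,208.8,200.7,(53,50,130)),(S,235.3,202,(53,-50,130)),
(S,228.3,262,(-130,-60,15)),(S,241.7,222,(85,-60,15)),(S,210.3,243.5,(-55,20,17)),(S,222,244.5,(-55,-20,17)),
(S,205.5,233.2,pl(-35,40)),(S,230.3,235.3,pl(-35,-40))]
for n,f in(("T",pressT),("S",pressS),("both",pressT+pressS)):
    p,r=fit(f,[500,0,-.08,10]);print(n,p.round(3),"\n",r.round(1).tolist())
gT=[(T,314.9,249.2,(65,0,12)),(T,301.9,251,(0,0,56)),(T,326.2,245.2,(115,11,12)),(T,326.3,249.8,(115,-11,12)),(T,297,248.5,(-20,15,12)),(T,297.5,256,(-20,-15,12))]
gS=[(S,314.7,266.8,(65,0,12)),(S,289.2,256.2,(-18,7,56)),(S,289.8,259.8,(-18,-7,56)),(S,299.7,256.2,(18,7,56)),(S,300.4,259.8,(18,-7,56)),(S,330.3,263.5,(115,11,12)),(S,330.9,269.6,(115,-11,8))]
tT=[(T,294,246,(-85,30,10)),(T,330.6,242.6,(85,30,10)),(T,332,255,(85,-30,10)),(T,295,258.4,(-85,-30,10))]
tS=[(S,285.5,262,(-85,30,10)),(S,336.5,261,(85,30,10)),(S,337.8,275,(85,-30,10)),(S,285.4,275,(-85,-30,10))]
for n,f in(("gT",gT),("gS",gS),("g",gT+gS),("tT",tT),("tS",tS),("t",tT+tS)):
    p,r=fit(f,[370,-290,-1.5]);print(n,p.round(3),"\n",r.round(1).tolist())
cT=[(T,137,250.5,(-87.5,130,29)),(T,193.6,256.5,(-87.5,-130,29)),(T,199,218,(87.5,-130,29)),(T,142.2,214,(87.5,130,29)),(T,159,234.5,(0,42.5,29)),(T,177.5,236,(0,-42.5,29))]
cS=[(S,75.5,252,(-87.5,130,29)),(S,98.5,221,(87.5,130,29)),(S,110,238,(0,42.5,29)),(S,133,241,(0,-42.5,29))]
for n,f in(("cT",cT),("cS",cS),("c",cT+cS)):
    p,r=fit(f,[450,340,-.1]);print(n,p.round(3),"\n",r.round(1).tolist())
E
```

```text
T [ 5.12767e+02  8.96300e+00 -5.70000e-02  1.93400e+01] 
 [[-0.6, 0.3], [0.1, 0.2], [0.2, -0.0], [0.2, -0.7], [-0.0, -0.4], [-0.3, -0.0], [0.3, -0.4], [-0.3, 0.3], [0.1, 0.5], [-0.3, -0.0], [0.7, 0.0]]
S [ 5.10715e+02  6.95700e+00 -7.60000e-02  1.74640e+01] 
 [[-0.7, -1.1], [0.7, -0.3], [-1.5, -1.8], [0.2, -0.8], [0.0, 0.5], [0.6, 0.0], [0.3, 1.3], [0.0, 1.4], [0.1, 0.0], [-1.9, 0.0]]
both [ 5.1243e+02  8.1170e+00 -6.6000e-02  1.8905e+01] 
 [[-0.7, 0.2], [0.1, 0.4], [0.5, 0.2], [0.3, -0.7], [0.1, -0.3], [0.1, -0.0], [0.6, -0.2], [-0.0, 0.3], [0.4, 0.6], [-0.2, -0.0], [0.8, 0.2], [-1.2, -1.3], [0.2, -0.7], [-1.9, -2.0], [-0.1, -1.2], [0.2, -0.0], [0.1, -0.4], [0.2, 1.0], [-0.1, 1.0], [-0.0, 0.1], [-2.0, -0.1]]
gT [ 370.072 -259.172   -1.43 ] 
 [[0.6, 0.0], [-0.1, -0.0], [-0.2, -0.1], [0.5, 0.1], [-0.6, 0.4], [-0.0, -0.5]]
gS [ 368.318 -261.513   -1.43 ] 
 [[0.2, 0.2], [-0.1, 0.5], [-0.3, -0.1], [0.7, -0.1], [0.4, -0.7], [-0.5, 0.3], [-0.2, -0.2]]
g [ 369.193 -260.794   -1.429] 
 [[0.9, 0.2], [0.3, 0.2], [0.1, 0.1], [0.9, 0.3], [-0.3, 0.6], [0.3, -0.3], [-0.0, -0.1], [-0.3, 0.3], [-0.5, -0.3], [0.5, -0.3], [0.2, -0.9], [-0.8, 0.1], [-0.4, -0.4]]
tT [ 374.006 -311.862   -1.496] 
 [[-0.5, -0.4], [0.2, -0.5], [0.4, 0.4], [-0.2, 0.5]]
tS [ 373.211 -314.424   -1.491] 
 [[-0.6, 0.0], [0.3, 0.6], [0.7, -0.5], [-0.3, -0.1]]
t [ 373.478 -313.383   -1.494] 
 [[-0.1, -0.3], [0.6, -0.4], [0.7, 0.5], [0.2, 0.6], [-0.9, -0.1], [-0.0, 0.5], [0.4, -0.5], [-0.6, -0.2]]
cT [ 4.53358e+02  3.39572e+02 -9.80000e-02] 
 [[-0.3, 1.6], [0.9, 0.3], [0.0, 0.1], [0.0, -0.5], [-0.3, -0.3], [-0.0, -0.3]]
cS [ 4.50696e+02  3.38432e+02 -1.00000e-01] 
 [[-1.2, 0.2], [-0.1, -0.8], [0.3, 0.3], [0.4, -0.1]]
c [ 4.52498e+02  3.39169e+02 -9.50000e-02] 
 [[-0.1, 1.8], [1.0, 0.4], [0.1, 0.2], [0.1, -0.2], [-0.2, -0.1], [0.1, -0.1], [-1.2, -0.0], [-0.2, -1.0], [0.2, -0.1], [0.3, -0.5]]
```

```bash
cat > go.py <<'E'
import sys
from h import *
def plan(x,y,z,yaw,maxt=0.9):
    o=get_obs();p=np.array(o['tool_pos']);r,pt,yw=o['tcp_rot']
    M=R.from_euler('xyz',[r,pt,yw]); T=R.from_euler('xyz',[np.pi,0,yaw])
    d=np.array([x,y,z])-p; rv=(M.inv()*T).as_rotvec()
    n=max(int(np.ceil(np.abs(d).max()/20/maxt-1e-6)),int(np.ceil(np.linalg.norm(rv)/np.radians(4)/maxt-1e-6)),1)
    n=max(n,int(np.ceil(np.linalg.norm(d)/20/maxt-1e-6)))
    print("now",p.round(1),"yaw",round(yw,4),"tilt",round(abs(r)-np.pi,4),round(pt,4),"F",np.round(o['contact_force'],1),"w",round(o['grip_width'],1),"t",round(o['time'],2),"rows",n,'j',np.round(o['joint_positions'],2).tolist())
    cur=M
    for i in range(n):
        s=cur.inv().apply(d/n)/20; w=(cur.inv()*R.from_rotvec(M.apply(rv)/n)*cur).as_rotvec()/np.radians(4)
        print([round(float(a),2)+0 for a in list(s)+list(w)])
        cur=cur*R.from_rotvec(rv/n)
if __name__=="__main__": plan(*map(float,sys.argv[1:]))
E
python3 go.py 369.5 -260.5 110 1.712
```

```text
now [ 213.4 -479.3  226.1] yaw 0.4188 tilt -0.0013 -0.0002 F [ 0.7 -0.4  0.1] w 91.9 t 0.1 rows 21 j [-1.3, 0.34, 1.52, 0.0, 1.28, -0.15]
[0.55, -0.32, 0.28, 0.0, 0.0, -0.88]
[0.57, -0.29, 0.28, 0.0, 0.0, -0.88]
[0.59, -0.25, 0.28, 0.0, 0.0, -0.88]
[0.6, -0.22, 0.28, 0.0, 0.0, -0.88]
[0.61, -0.18, 0.28, 0.0, 0.0, -0.88]
[0.62, -0.14, 0.28, 0.0, 0.0, -0.88]
[0.63, -0.1, 0.28, 0.0, 0.0, -0.88]
[0.64, -0.06, 0.28, 0.0, 0.0, -0.88]
[0.64, -0.03, 0.28, 0.0, 0.0, -0.88]
[0.64, 0.01, 0.28, 0.0, 0.0, -0.88]
[0.64, 0.05, 0.28, 0.0, 0.0, -0.88]
[0.63, 0.09, 0.28, 0.0, 0.0, -0.88]
[0.63, 0.13, 0.28, 0.0, 0.0, -0.88]
[0.62, 0.17, 0.28, 0.0, 0.0, -0.88]
[0.61, 0.21, 0.28, 0.0, 0.0, -0.88]
[0.59, 0.24, 0.28, 0.0, 0.0, -0.88]
[0.58, 0.28, 0.28, 0.0, 0.0, -0.88]
[0.56, 0.31, 0.28, 0.0, 0.0, -0.88]
[0.54, 0.35, 0.28, 0.0, 0.0, -0.88]
[0.51, 0.38, 0.28, 0.0, 0.0, -0.88]
[0.49, 0.41, 0.28, 0.0, 0.0, -0.88]
```

Request:
step_arm --moves '[0.6,-0.3,0.2,0,0,-0.9,-0.5,0.6,-0.3,0.2,0,0,-0.9,-0.5,0.6,-0.25,0.2,0,0,-0.9,-0.5,0.6,-0.2,0.2,0,0,-0.9,-0.5,0.6,-0.2,0.2,0,0,-0.9,-0.5,0.6,-0.15,0.2,0,0,-0.9,-0.5,0.6,-0.1,0.2,0,0,-0.9,-0.5,0.6,-0.05,0.2,0,0,-0.9,-0.5]'

```text
time: 0.77
tool_pos: [272.5, -393.5, 190.4]
tcp_rot: [-3.136, -0.003, 0.939]
contact_force: [-0.4, -0.2, 0.2]
grip_width: 68.7
```

Request:
step_arm --moves '[0.65,0,0.2,0,0,-0.9,-0.5,0.65,0,0.2,0,0,-0.9,-0.5,0.65,0.05,0.2,0,0,-0.9,-0.5,0.65,0.1,0.2,0,0,-0.9,-0.5,0.6,0.15,0.2,0,0,-0.9,-0.5,0.6,0.2,0.2,0,0,-0.9,-0.5,0.6,0.2,0.2,0,0,-0.9,-0.5,0.6,0.25,0.2,0,0,-0.9,-0.5]'

```text
time: 1.43
tool_pos: [330.9, -301.5, 154.8]
tcp_rot: [-3.135, -0.01, 1.468]
contact_force: [-0.3, 0.1, 0.5]
grip_width: 69.0
```

```bash
python3 go.py 369.5 -260.5 110 1.712
```

```text
now [ 330.9 -301.5  154.8] yaw 1.4677 tilt -0.007 -0.0099 F [-0.3  0.1  0.5] w 69.0 t 1.43 rows 4 j [-0.91, 0.29, 1.82, 0.0, 1.04, -0.81]
[0.55, 0.43, 0.56, -0.02, -0.04, -0.87]
[0.53, 0.46, 0.56, -0.02, -0.04, -0.87]
[0.5, 0.49, 0.56, -0.02, -0.04, -0.87]
[0.47, 0.52, 0.56, -0.02, -0.04, -0.87]
```

Request:
step_arm --moves '[0.55,0.45,0.5,0,0,-0.9,-0.2,0.55,0.45,0.5,0,0,-0.9,-0.2,0.5,0.5,0.5,0,0,-0.9,-0.2,0.5,0.5,0.5,0,0,-0.9,-0.2,0,0,0,0,0,0,-0.2]'

```text
time: 1.85
tool_pos: [370.1, -254.6, 112.1]
tcp_rot: [-3.136, -0.014, 1.736]
contact_force: [0.3, 0.9, -0.4]
grip_width: 55.2
```

```bash
python3 go.py 369.5 -260.5 80 1.712; python3 - <<'E'
from h import *
for n,b in(("scene",(260,150,360,290)),("top",(260,190,350,270))):
    crop(n,capture(n),*b,5 if n=="scene" else 7,n+"1")
E
```

```text
now [ 370.1 -254.6  112.1] yaw 1.7357 tilt -0.0059 -0.0142 F [ 0.3  0.9 -0.4] w 55.2 t 1.85 rows 2 j [-0.78, 0.35, 1.87, 0.0, 0.93, -0.94]
[-0.15, -0.03, 0.8, -0.04, -0.1, 0.17]
[-0.15, -0.03, 0.8, -0.04, -0.1, 0.17]
```

View pics/scene1.png

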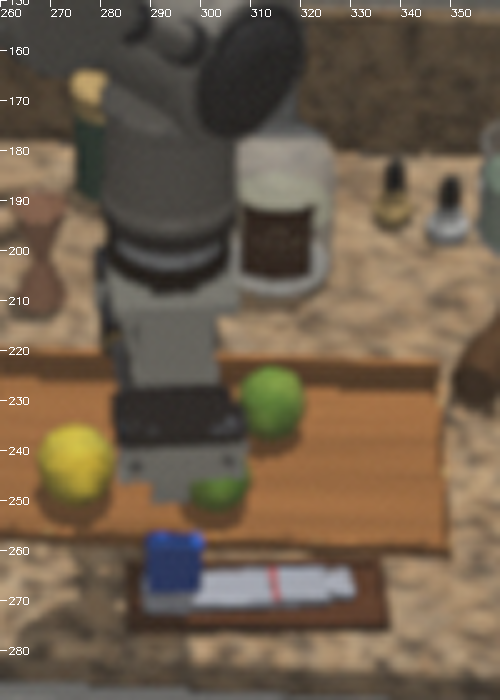

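View pics/top1.png

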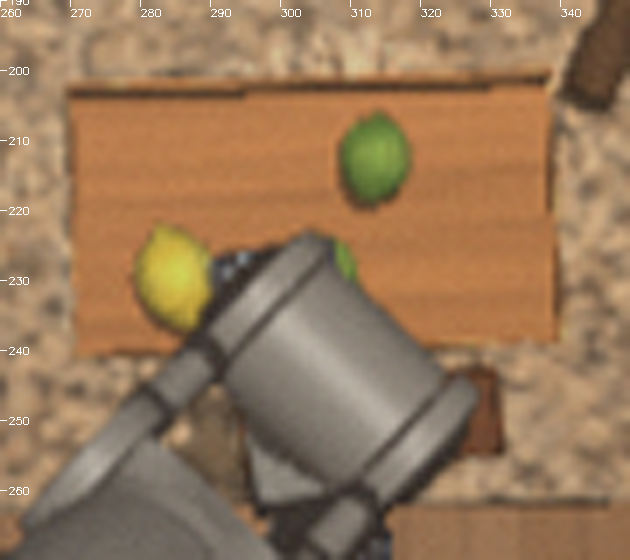

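Request:
step_arm --moves '[-0.3,0,0.8,0,-0.1,0.3,-0.2,0,0,0.8,0,-0.1,0,-0.2,0,0,0,0,0,0,-0.2]'

```text
time: 2.2
tool_pos: [371.1, -265.7, 83.0]
tcp_rot: [-3.139, 0.008, 1.703]
contact_force: [-0.6, 0.8, -0.4]
grip_width: 55.3
```

```bash
python3 go.py 369.5 -260.5 20 1.712
```

```text
now [ 371.1 -265.7   83. ] yaw 1.7035 tilt -0.0023 0.0079 F [-0.6  0.8 -0.4] w 55.3 t 2.2 rows 4 j [-0.78, 0.4, 1.9, -0.01, 0.83, -0.91]
[0.07, -0.01, 0.79, -0.01, 0.03, -0.03]
[0.07, -0.01, 0.79, -0.01, 0.03, -0.03]
[0.07, -0.01, 0.79, -0.01, 0.03, -0.03]
[0.07, -0.01, 0.79, -0.01, 0.03, -0.03]
```

Request:
step_arm --moves '[0.1,0,0.8,0,0,0,-0.2,0.05,0,0.8,0,0,0,-0.2,0.05,0,0.8,0,0,0,-0.2,0.05,0,0.7,0,0,0,-0.2,0,0,0,0,0,0,-0.2]'

```text
time: 2.62
tool_pos: [371.2, -267.3, 24.2]
tcp_rot: [3.139, 0.015, 1.693]
contact_force: [-1.1, 1.0, -0.1]
grip_width: 55.3
```

```bash
python3 go.py 369.5 -260.5 20 1.712; python3 - <<'E'
from h import *
for n,b in(("scene",(260,190,350,290)),):
    crop(n,capture(n),*b,6,n+"2")
E
```

```text
now [ 371.2 -267.3   24.2] yaw 1.6933 tilt -0.0025 0.0147 F [-1.1  1.  -0.1] w 55.3 t 2.62 rows 1 j [-0.79, 0.5, 1.96, -0.01, 0.67, -0.9]
[0.35, -0.04, 0.21, 0.03, 0.21, -0.27]
```

View pics/scene2.png

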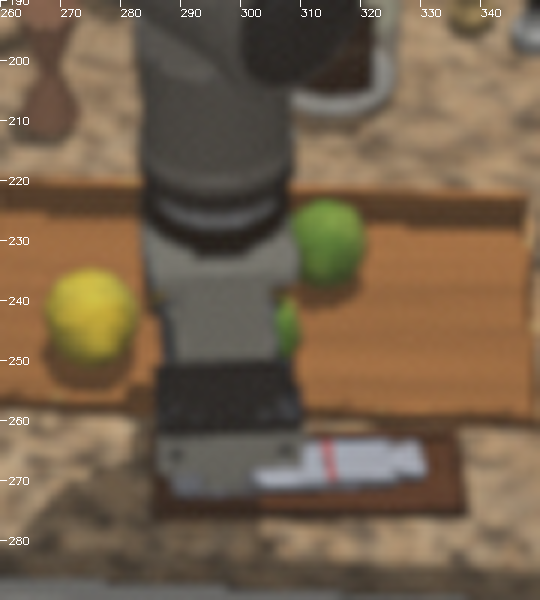

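Request:
step_arm --moves '[0.35,0,0.2,0,0.2,-0.3,-0.2,0,0,0,0,0,0,-0.2]'

```text
time: 2.83
tool_pos: [371.5, -262.7, 23.5]
tcp_rot: [3.137, 0.004, 1.713]
contact_force: [-0.9, 0.2, -0.6]
grip_width: 54.8
```

```bash
python3 go.py 369.5 -260.5 20 1.712
```

```text
now [ 371.5 -262.7   23.5] yaw 1.7127 tilt -0.0049 0.0039 F [-0.9  0.2 -0.6] w 54.8 t 2.83 rows 1 j [-0.79, 0.5, 1.96, 0.0, 0.67, -0.93]
[0.12, -0.08, 0.17, 0.07, 0.06, 0.01]
```

Request:
step_arm --moves '[0.1,-0.1,0.2,0,0,0,-0.2,0,0,0,0,0,0,1,0,0,0,0,0,0,1,0,0,0,0,0,0,1,0,0,0,0,0,0,1,0,0,0,0,0,0,1]'

```text
time: 3.33
tool_pos: [370.9, -264.3, 23.4]
tcp_rot: [3.132, 0.011, 1.709]
contact_force: [-0.1, 0.5, 0.0]
grip_width: 26.4
```

```bash
python3 go.py 369.5 -260.5 70 1.712
```

```text
now [ 370.9 -264.3   23.4] yaw 1.7091 tilt -0.0094 0.0112 F [-0.1  0.5  0. ] w 26.4 t 3.33 rows 3 j [-0.79, 0.5, 1.97, 0.0, 0.66, -0.93]
[0.06, -0.01, -0.78, 0.04, 0.05, -0.01]
[0.06, -0.01, -0.78, 0.04, 0.05, -0.01]
[0.06, -0.01, -0.78, 0.04, 0.05, -0.01]
```

Request:
step_arm --moves '[0.05,0,0,0,0.15,0,1,0,0,0,0,0,0,1,0,0,0,0,0,0,1,0,0,0,0,0,0,1]'

```text
time: 3.67
tool_pos: [370.8, -263.2, 23.7]
tcp_rot: [3.132, -0.0, 1.709]
contact_force: [0.3, -0.2, 1.4]
grip_width: 13.7
```

```bash
python3 go.py 369.5 -260.5 70 1.712
```

```text
now [ 370.8 -263.2   23.7] yaw 1.7092 tilt -0.0093 -0.0004 F [ 0.3 -0.2  1.4] w 13.7 t 3.67 rows 3 j [-0.79, 0.5, 1.96, 0.01, 0.67, -0.94]
[0.05, -0.01, -0.77, 0.04, 0.0, -0.01]
[0.05, -0.01, -0.77, 0.04, 0.0, -0.01]
[0.05, -0.01, -0.77, 0.04, 0.0, -0.01]
```

Request:
step_arm --moves '[0,0,-0.5,0,0,0,1,0,0,-0.8,0,0,0,1,0,0,-0.8,0,0,0,1,0,0,-0.8,0,0,0,1,0,0,-0.8,0,0,0,1,0,0,-0.3,0,0,0,1]'

```text
time: 4.17
tool_pos: [367.8, -260.9, 103.2]
tcp_rot: [3.138, -0.009, 1.709]
contact_force: [1.3, 0.0, -0.5]
grip_width: 13.9
```

```bash
python3 go.py 357 18 100 3.0756; python3 - <<'E'
from h import *
for n,b in(("scene",(260,180,350,280)),("top",(260,190,350,270))):
    crop(n,capture(n),*b,6,n+"3")
E
```

```text
now [ 367.8 -260.9  103.2] yaw 1.7091 tilt -0.0032 -0.009 F [ 1.3  0.  -0.5] w 13.9 t 4.17 rows 22 j [-0.79, 0.36, 1.89, 0.01, 0.9, -0.94]
[0.63, 0.06, 0.01, 0.01, 0.0, -0.89]
[0.63, 0.1, 0.01, 0.01, 0.0, -0.89]
[0.62, 0.14, 0.01, 0.01, 0.0, -0.89]
[0.61, 0.18, 0.01, 0.01, 0.0, -0.89]
[0.6, 0.22, 0.01, 0.01, 0.0, -0.89]
[0.58, 0.25, 0.01, 0.01, 0.0, -0.89]
[0.56, 0.29, 0.01, 0.01, 0.0, -0.89]
[0.55, 0.32, 0.01, 0.01, 0.0, -0.89]
[0.52, 0.36, 0.01, 0.01, 0.0, -0.89]
[0.5, 0.39, 0.01, 0.01, 0.0, -0.89]
[0.48, 0.42, 0.01, 0.01, 0.0, -0.89]
[0.45, 0.45, 0.01, 0.01, 0.0, -0.89]
[0.42, 0.47, 0.01, 0.01, 0.0, -0.89]
[0.39, 0.5, 0.01, 0.01, 0.0, -0.89]
[0.36, 0.52, 0.01, 0.01, 0.0, -0.89]
[0.33, 0.54, 0.01, 0.01, 0.0, -0.89]
[0.29, 0.56, 0.01, 0.01, 0.0, -0.89]
[0.26, 0.58, 0.01, 0.01, 0.0, -0.89]
[0.22, 0.6, 0.01, 0.01, 0.0, -0.89]
[0.18, 0.61, 0.01, 0.01, 0.0, -0.89]
[0.14, 0.62, 0.01, 0.01, 0.0, -0.89]
[0.11, 0.63, 0.01, 0.01, 0.0, -0.89]
```

View pics/scene3.png

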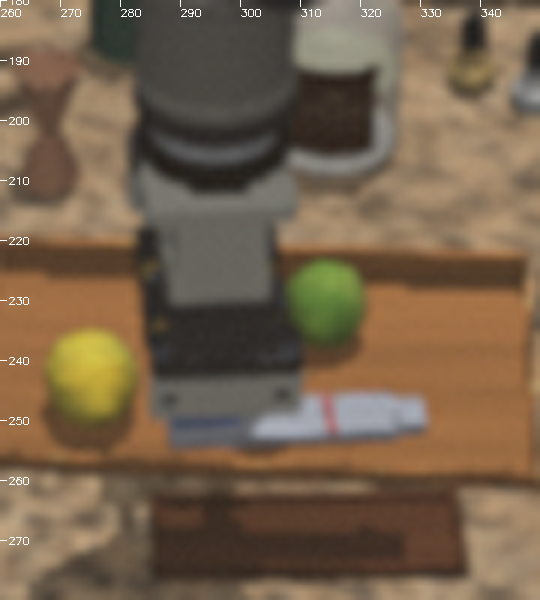

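Request:
step_arm --moves '[0.65,0.1,0,0,0,-0.9,1,0.65,0.1,0,0,0,-0.9,1,0.6,0.15,0,0,0,-0.9,1,0.6,0.2,0,0,0,-0.9,1,0.6,0.2,0,0,0,-0.9,1,0.6,0.25,0,0,0,-0.9,1,0.55,0.3,0,0,0,-0.9,1,0.55,0.3,0,0,0,-0.9,1]'

```text
time: 4.93
tool_pos: [359.6, -154.3, 95.1]
tcp_rot: [3.138, -0.018, 2.23]
contact_force: [-0.0, 0.8, -1.2]
grip_width: 13.5
```

Request:
step_arm --moves '[0.5,0.35,0,0,0,-0.9,1,0.5,0.4,0,0,0,-0.9,1,0.5,0.4,0,0,0,-0.9,1,0.45,0.45,0,0,0,-0.9,1,0.4,0.45,0,0,0,-0.9,1,0.4,0.5,0,0,0,-0.9,1,0.35,0.5,0,0,0,-0.9,1,0.35,0.55,0,0,0,-0.9,1]'

```text
time: 5.6
tool_pos: [344.9, -46.3, 88.7]
tcp_rot: [3.128, -0.03, 2.758]
contact_force: [-0.1, -0.2, -2.4]
grip_width: 14.3
```

```bash
python3 go.py 357 18 100 3.0756
```

```text
now [344.9 -46.3  88.7] yaw 2.7577 tilt -0.0139 -0.0297 F [-0.1 -0.2 -2.4] w 14.3 t 5.6 rows 6 j [-0.37, 0.24, 2.14, 0.02, 0.79, -1.57]
[0.11, 0.54, -0.08, 0.04, -0.07, -0.76]
[0.08, 0.54, -0.09, 0.04, -0.07, -0.76]
[0.05, 0.54, -0.09, 0.04, -0.07, -0.76]
[0.02, 0.55, -0.09, 0.04, -0.07, -0.76]
[-0.01, 0.55, -0.09, 0.04, -0.07, -0.76]
[-0.04, 0.54, -0.09, 0.04, -0.07, -0.76]
```

Request:
step_arm --moves '[0.05,0.55,-0.15,0.1,-0.1,-0.75,1,0.05,0.55,-0.15,0.1,-0.1,-0.75,1,0,0.55,-0.1,0.05,-0.1,-0.75,1,0,0.55,-0.1,0.05,-0.1,-0.75,1,-0.05,0.55,-0.1,0,-0.1,-0.75,1,-0.05,0.5,-0.1,0,-0.1,-0.7,1,0,0,0,0,0,0,1]'

```text
time: 6.18
tool_pos: [355.6, 22.8, 96.4]
tcp_rot: [-3.139, -0.001, 3.089]
contact_force: [0.4, -0.2, -2.5]
grip_width: 13.7
```

```bash
python3 go.py 357 18 100 3.0756; python3 - <<'E'
from h import *
for n,b in(("scene",(160,170,270,290)),("top",(200,190,290,280))):
    crop(n,capture(n),*b,6,n+"4")
E
```

```text
now [355.6  22.8  96.4] yaw 3.0886 tilt -0.0024 -0.0008 F [ 0.4 -0.2 -2.5] w 13.7 t 6.18 rows 1 j [-0.15, 0.23, 2.13, -0.0, 0.78, -1.67]
[-0.08, -0.24, -0.18, -0.03, -0.01, 0.19]
```

View pics/scene4.png

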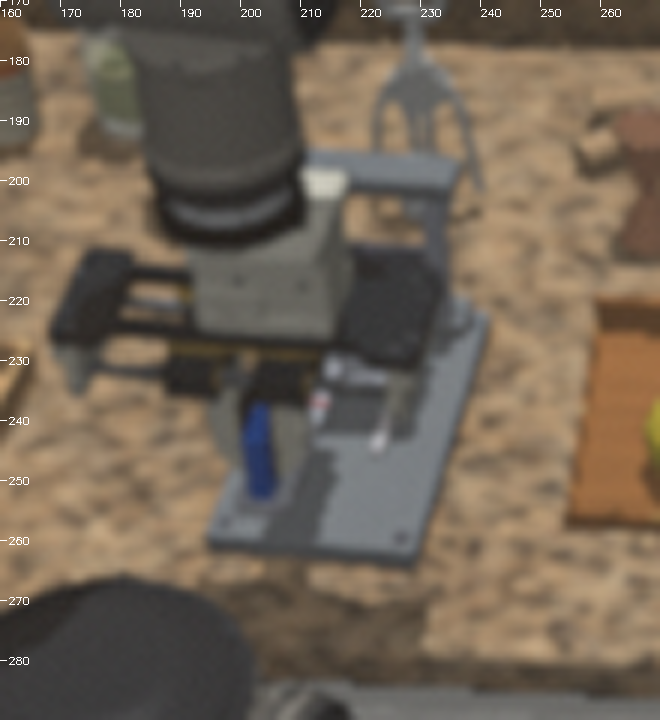

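View pics/top4.png

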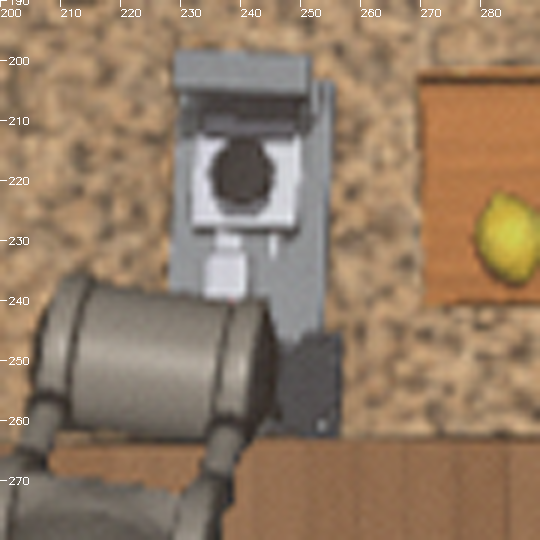

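```bash
python3 - <<'E'
from h import *
im=capture("top"); crop("top",im,225,205,260,245,14,"top4b")
th=3.0886-np.pi; d=np.array([np.cos(th),np.sin(th),0]);n=np.array([-d[1],d[0],0])
b=np.array([355.6,22.8,84.7])
for a,o in((115,0),(115,11),(115,-11),(100,15),(100,-15),(65,15),(65,-15)): print(a,o,(proj("top",b+a*d+o*n)+.5).round(2))
E
```

```text
115 0 [238.47 228.58]
115 11 [235.95 228.49]
115 -11 [240.98 228.67]
100 15 [234.85 231.88]
100 -15 [241.71 232.13]
65 15 [234.4  239.89]
65 -15 [241.29 240.14]
```

View pics/top4b.png

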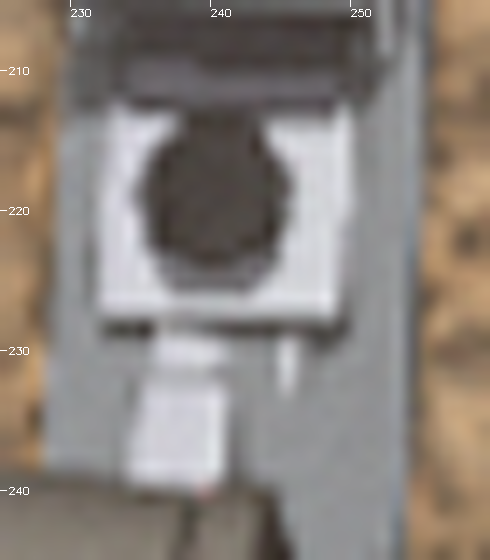

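Request:
step_arm --moves '[-0.05,-0.15,0.5,0,0,0.1,1,0,-0.05,0.7,0,0,0,1,0,0,0.7,0,0,0,1,0,0,0,0,0,0,1]'

```text
time: 6.67
tool_pos: [356.8, 14.8, 56.8]
tcp_rot: [-3.138, -0.0, 3.069]
contact_force: [-0.8, -0.1, -1.6]
grip_width: 13.7
```

```bash
python3 go.py 357 18.3 42 3.0796
```

```text
now [356.8  14.8  56.8] yaw 3.0694 tilt -0.0035 -0.0001 F [-0.8 -0.1 -1.6] w 13.7 t 6.67 rows 1 j [-0.17, 0.31, 2.18, -0.01, 0.65, -1.67]
[0.0, 0.18, 0.74, -0.05, 0.0, -0.15]
```

Request:
step_arm --moves '[0,0.2,0.7,-0.1,0,-0.15,1,0,0,0.05,0,0,0,1,0,0,0,0,0,0,1]'

```text
time: 6.92
tool_pos: [357.0, 17.2, 41.6]
tcp_rot: [3.138, -0.002, 3.075]
contact_force: [0.7, -0.1, -2.4]
grip_width: 13.6
```

```bash
python3 go.py 357 18.3 42 3.0796;  python3 - <<'E'
from h import *
o=get_obs();P=o['tool_pos'];th=o['tcp_rot'][2]-np.pi; d=np.array([np.cos(th),np.sin(th),0]);n=np.array([-d[1],d[0],0])
b=np.array([P[0],P[1],P[2]-19.7+8])
im=capture("top"); crop("top",im,225,205,260,245,14,"top5")
im=capture("scene"); crop("scene",im,180,190,250,270,8,"scene5")
for a,q in((115,0),(115,11),(115,-11),(100,15),(100,-15),(65,15),(65,-15)): print(a,q,(proj("top",b+a*d+q*n)+.5).round(2),(proj("scene",b+a*d+q*n)+.5).round(2))
E
```

```text
now [357.   17.2  41.6] yaw 3.0751 tilt -0.0036 -0.0021 F [ 0.7 -0.1 -2.4] w 13.6 t 6.92 rows 1 j [-0.17, 0.35, 2.19, 0.01, 0.61, -1.68]
[0.0, 0.06, -0.02, 0.05, -0.03, -0.06]
115 0 [241.34 229.64] [217.26 239.45]
115 11 [238.91 229.52] [214.13 239.17]
115 -11 [243.77 229.76] [220.39 239.72]
100 15 [237.8  232.78] [211.9  241.92]
100 -15 [244.44 233.11] [220.49 242.68]
65 15 [237.27 240.55] [209.27 248.7 ]
65 -15 [243.93 240.88] [218.01 249.49]
```

View pics/top5.png

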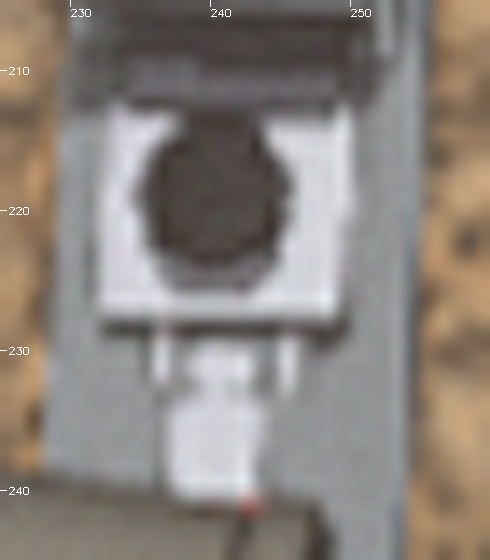

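View pics/scene5.png

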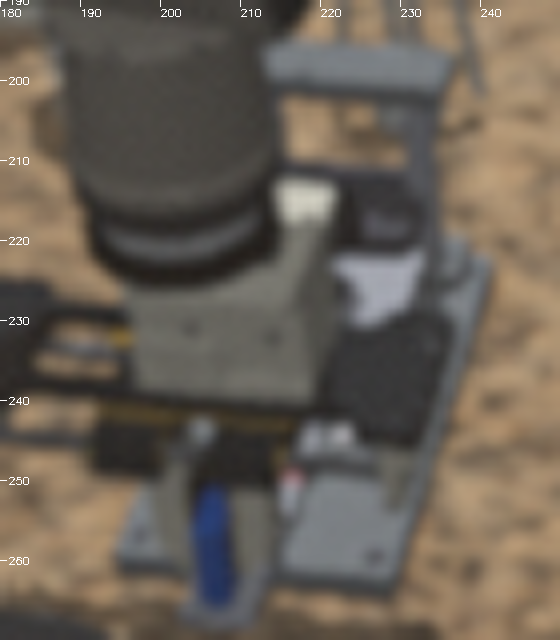

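Request:
step_arm --moves '[-0.5,0.05,0,0,0,-0.05,1,-0.5,0,0,0,0,0,1,-0.5,0,0,0,0,0,1,0,0,0,0,0,0,1]'

```text
time: 7.35
tool_pos: [390.0, 15.5, 44.6]
tcp_rot: [3.139, 0.003, 3.078]
contact_force: [0.8, 0.8, -0.8]
grip_width: 14.1
```

```bash
python3 go.py 407.4 15 42 3.0796
```

```text
now [390.   15.5  44.6] yaw 3.0775 tilt -0.0026 0.0031 F [ 0.8  0.8 -0.8] w 14.1 t 7.35 rows 1 j [-0.16, 0.38, 2.11, 0.0, 0.65, -1.67]
[-0.87, 0.03, 0.13, 0.04, 0.04, -0.03]
```

Request:
step_arm --moves '[-0.3,0.05,0.2,0,0,0,1,-0.3,0,0.1,0,0,0,1,0,0,0,0,0,0,1]'

```text
time: 7.6
tool_pos: [403.6, 15.6, 39.1]
tcp_rot: [3.139, 0.005, 3.077]
contact_force: [0.7, -0.6, -1.4]
grip_width: 13.9
```

```bash
python3 go.py 411 14.6 36 3.0796
```

```text
now [403.6  15.6  39.1] yaw 3.0772 tilt -0.0022 0.0048 F [ 0.7 -0.6 -1.4] w 13.9 t 7.6 rows 1 j [-0.15, 0.41, 2.08, 0.0, 0.65, -1.66]
[-0.37, -0.03, 0.16, 0.03, 0.07, -0.03]
```

Request:
step_arm --moves '[-0.2,0,0.1,0,0.1,0,1,0,0,0.15,0,0,0,1,0,0,0,0,0,0,1]'

```text
time: 7.85
tool_pos: [408.5, 15.3, 34.3]
tcp_rot: [3.14, -0.002, 3.077]
contact_force: [-1.6, -0.1, -0.7]
grip_width: 13.6
```

```bash
python3 go.py 411 14.6 35 3.0796;  python3 - <<'E'
from h import *
o=get_obs();P=o['tool_pos'];th=o['tcp_rot'][2]-np.pi; d=np.array([np.cos(th),np.sin(th),0]);n=np.array([-d[1],d[0],0])
b=np.array([P[0],P[1],P[2]-19.7+8])
im=capture("top"); crop("top",im,225,205,260,245,14,"top6")
im=capture("scene"); crop("scene",im,190,200,250,270,9,"scene6")
for a,q in((65,15),(65,-15)): print(a,q,(proj("top",b+a*d+q*n)+.5).round(2),(proj("scene",b+a*d+q*n)+.5).round(2))
E
```

```text
now [408.5  15.3  34.3] yaw 3.0775 tilt -0.0019 -0.0016 F [-1.6 -0.1 -0.7] w 13.6 t 7.85 rows 1 j [-0.15, 0.43, 2.07, 0.0, 0.65, -1.66]
[-0.13, -0.03, -0.04, 0.03, -0.02, -0.03]
65 15 [237.85 229.31] [212.82 240.38]
65 -15 [244.46 229.62] [221.34 241.12]
```

View pics/top6.png

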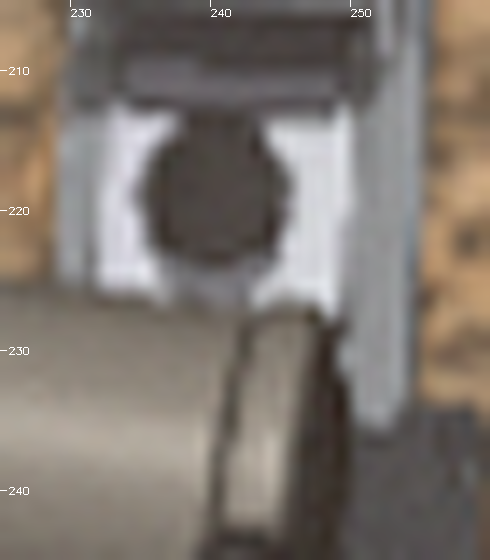

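View pics/scene6.png

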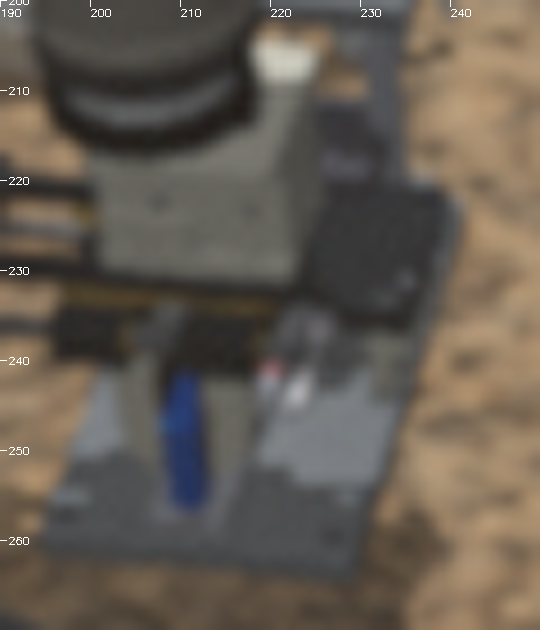

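Request:
step_arm --moves '[0,0,0,0,0,0,0,0,0,0,0,0,0,0,0,0,0,0,0,0,0,0,0,0,0,0,0,0,0,0,-0.4,0,0,0,0,0,0,-0.8,0,0,0,0,0,0,-0.9,0,0,0]'

```text
invalid input at $.moves: expected a multiple of 7 numbers
```

Request:
step_arm --moves '[0,0,0,0,0,0,0,0,0,0,0,0,0,0,0,0,0,0,0,0,0,0,0,0,0,0,0,0]'

```text
time: 8.28
tool_pos: [407.8, 15.4, 33.9]
tcp_rot: [3.139, -0.003, 3.077]
contact_force: [0.9, 0.1, 0.2]
grip_width: 35.9
```

Request:
step_arm --moves '[0,0,-0.4,0,0,0,0,0,0,-0.8,0,0,0,0,0,0,-0.9,0,0,0,0,0,0,-0.9,0,0,0,0,0,0,-0.9,0,0,0,0,0,-0.5,-0.5,0,0,0,0,0,-0.9,0,0,0,0,0,0,-0.9,0,0,0,0,0]'

```text
time: 8.95
tool_pos: [403.5, -29.5, 129.4]
tcp_rot: [3.139, -0.004, 3.082]
contact_force: [-0.9, -0.2, -0.7]
grip_width: 45.7
```

Request:
step_arm --moves '[0,-0.9,0,0,0,0,0,0,-0.9,0,0,0,0,0,0,-0.9,0,0,0,0,0,0,-0.9,0,0,0,0,0,0,-0.9,0,0,0,0,0,0,-0.9,0,0,0,0,0,0,-0.5,0,0,0,0,0]'

```text
time: 9.53
tool_pos: [395.5, -153.3, 134.5]
tcp_rot: [3.141, 0.001, 3.083]
contact_force: [0.3, -0.2, -0.1]
grip_width: 45.9
```

```bash
python3 go.py 512 8 150 3.0796;  python3 - <<'E'
from h import *
im=capture("top"); cv2.imwrite("pics/top7.png",im[:,:,::-1]);crop("top",im,222,195,262,255,10,"top7c")
im=capture("scene");cv2.imwrite("pics/scene7.png",im[:,:,::-1]); crop("scene",im,190,185,260,270,7,"scene7c")
E
```

```text
now [ 395.5 -153.3  134.5] yaw 3.0829 tilt -0.0004 0.0008 F [ 0.3 -0.2 -0.1] w 45.9 t 9.53 rows 12 j [-0.55, 0.27, 1.92, 0.0, 0.95, -2.06]
[-0.45, 0.7, -0.06, 0.0, 0.0, 0.0]
[-0.44, 0.7, -0.06, 0.0, 0.0, 0.0]
[-0.44, 0.7, -0.06, 0.0, 0.0, 0.0]
[-0.44, 0.7, -0.06, 0.0, 0.0, 0.0]
[-0.44, 0.7, -0.06, 0.0, 0.0, 0.0]
[-0.44, 0.7, -0.06, 0.0, 0.0, 0.0]
[-0.44, 0.7, -0.06, 0.0, 0.0, 0.0]
[-0.44, 0.7, -0.06, 0.0, 0.0, 0.0]
[-0.44, 0.7, -0.06, 0.0, 0.0, 0.0]
[-0.44, 0.7, -0.06, 0.0, 0.0, 0.0]
[-0.44, 0.7, -0.06, 0.0, 0.0, 0.0]
[-0.44, 0.7, -0.06, 0.0, 0.0, 0.0]
```

View pics/top7c.png

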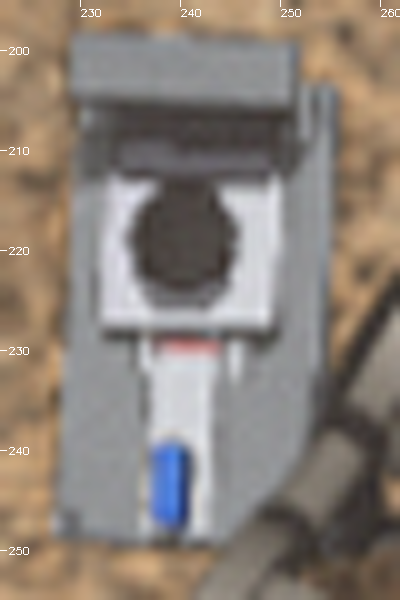

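View pics/scene7c.png

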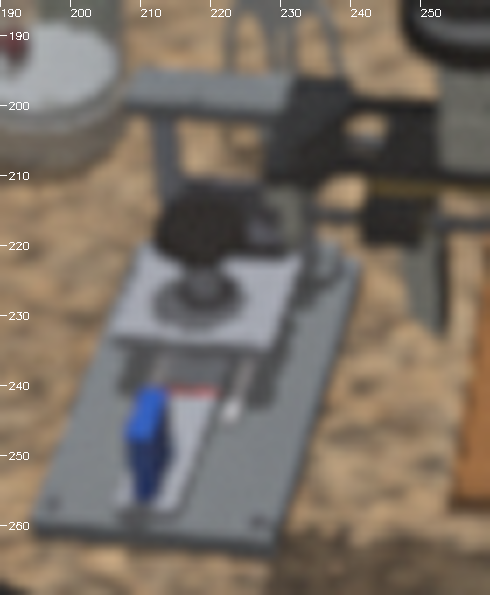

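```bash
python3 - <<'E'
from fit import *
T,S="top","scene"
t=cv2.imread("pics/top7.png")[:,:,::-1].astype(float); s=cv2.imread("pics/scene7.png")[:,:,::-1].astype(float)
for n,im,b in((T,t,(232,224,248,236)),(S,s,(205,232,230,246))):
    sub=im[b[1]:b[3],b[0]:b[2]]; red=np.clip(sub[:,:,0]-np.maximum(sub[:,:,1],sub[:,:,2])-15,0,None)
    v,u=np.mgrid[b[1]:b[3],b[0]:b[2]]; w=red.sum(); c=(u*red).sum()/w,(v*red).sum()/w
    print(n,"red",np.round(c,2),ray(n,*c,23).round(1))
for u in (233,235,237,239,241,243,245,247): print(u,t[224:234,u].mean(1).astype(int))
for u in (207,212,217,222,227): print(u,s[228:246,u].mean(1).astype(int))
pl=lambda X,Y:(lambda q:(X,Y,15+40-q[0]+12))
F=[(S,194.8,261,(-130,60,15)),(S,229.5,263.5,(-130,-60,15)),(S,241,222.5,(85,-60,15)),(S,222.8,244,(-55,-20,17.5)),(S,205.7,233.5,pl(-35,40)),(S,229.8,235.2,pl(-35,-40)),(S,235,222,pl(35,-40)),(S,210.5,195,(83,50,130)),(S,208.8,200.5,(53,50,130)),
(T,228,248.5,(-130,60,15)),(T,255,204,(85,-60,15)),(T,229,198.3,(83,50,130)),(T,251.3,199.5,(83,-50,130)),(T,228.7,204.7,(53,50,130)),(T,251,205.5,(53,-50,130)),
(T,231.9,227.5,pl(-35,40)),(T,248.8,227.9,pl(-35,-40)),(T,236,232.5,(-55,20,20)),(T,245.5,232.8,(-55,-20,20))]
for f in(F,F[:9],F[9:]):
    p,r=fit(f,[500,0,-.08,10]);print(p.round(3),"\n",r.round(1).tolist())
E
```

```text
top red [240.74 229.14] [472.6  10.7  23. ]
scene red [217.74 240.4 ] [472.3   6.9  23. ]
233 [212 213 217 156  78 127 152 152 150 147]
235 [220 216 216 159  78 105 127 130 142 147]
237 [116 137 193 164 101 122 162 200 200 192]
239 [101 120 183 165  89 148 197 218 212 210]
241 [102 120 184 164  92 139 195 212 212 209]
243 [116 169 211 168 121 138 168 190 184 165]
245 [206 216 217 158  99 176 205 206 186 158]
247 [209 212 215 161  80  90 119 141 137 147]
207 [148 154 164 167 144 102  99 114 115 112 103  91  90 108 127 133 129 126]
212 [109 112 128 152 151 117  89  91 102 109 116 114 110 110 107  97  89  79]
217 [ 65  84  97 108 132 138  99  86  94 101 102 100 106 137 169 173 173 173]
222 [ 79  97 121 152 168 150 105  85  87  91  84  80  82  97 133 164 160 135]
227 [169 170 169 169 170 161 132  96  84  81  77  77  78  79  84 106 125 128]
[ 5.1223e+02  6.9870e+00 -4.6000e-02  1.8313e+01] 
 [[-0.7, -1.9], [0.2, -1.6], [0.7, -1.1], [-0.2, 1.4], [0.2, -0.1], [-0.9, -0.2], [-2.1, 0.3], [-1.6, -1.1], [-2.0, -1.6], [-0.4, 0.9], [1.1, -0.8], [-0.1, -0.1], [0.8, -0.6], [-0.1, 0.4], [0.8, 0.2], [0.3, 0.2], [1.3, 0.3], [1.2, 0.4], [0.5, 0.4]]
[ 5.0534e+02  2.4240e+00 -6.3000e-02  1.2362e+01] 
 [[-0.4, -0.7], [0.5, 0.0], [2.0, 0.3], [0.5, 2.8], [0.8, -0.3], [-0.3, -0.0], [-1.1, 0.4], [-0.2, -0.0], [-0.7, -0.5]]
[ 5.13077e+02  9.54300e+00 -5.10000e-02  1.68510e+01] 
 [[-1.1, 0.6], [0.6, -0.9], [-0.5, -0.3], [0.3, -0.7], [-0.6, 0.1], [0.3, 0.1], [-0.4, -0.1], [0.6, 0.1], [0.5, 0.2], [-0.2, 0.2]]
```

```bash
python3 - <<'E'
from h import *
for z in(46,49,52): print(z,ray("top",240.5,227.05,z).round(1))
x=ray("top",240.5,227.05,49)[0]
print(proj("top",(x,9,37)),proj("top",(x,9,23)),proj("top",(x,9,49)))
# scene: platen front top edge at u=217.. v: between 138(233) and 99(234)
for z in(46,49,52): print(z,ray("scene",217,233.6,z).round(1))
x=ray("scene",217,233.6,49)[0];print(proj("scene",(x,7,37)),proj("scene",(x,7,23)))
# sanity of cross height: crosshead centre in both
t=cv2.imread("pics/top7.png"); s=cv2.imread("pics/scene7.png")
print(t[226:233,239:243,::-1].mean(1).astype(int).tolist()); print(s[232:246,214:221,::-1].mean(1).astype(int).tolist())
E
```

```text
46 [479.4   9.5  46. ]
49 [479.    9.2  49. ]
52 [478.6   8.9  52. ]
[240.80634086 227.35778983] [241.11144995 227.71244239] [240.54095877 227.0493151 ]
46 [481.   9.  46.]
49 [477.4   8.1  49. ]
52 [473.9   7.2  52. ]
[217.61150844 236.31208715] [217.95741146 239.43239564]
[[182, 183, 187], [161, 162, 167], [100, 88, 89], [178, 124, 123], [211, 187, 190], [210, 214, 220], [209, 211, 216]]
[[137, 139, 146], [135, 137, 144], [98, 99, 103], [88, 88, 91], [96, 96, 100], [100, 101, 105], [100, 101, 106], [103, 97, 101], [126, 96, 100], [151, 124, 131], [156, 154, 163], [152, 156, 164], [149, 152, 160], [146, 148, 156]]
```

Request:
step_arm --moves '[-0.1,0.9,0,0,0,0,0,-0.1,0.9,0,0,0,0,0,-0.1,0.9,0,0,0,0,0,-0.1,0.9,0,0,0,0,0,-0.1,0.9,0,0,0,0,0,-0.1,0.9,0,0,0,0,0,-0.1,0.9,0,0,0,0,0,0,0.8,0,0,0,0,0]'

```text
time: 10.3
tool_pos: [416.6, -1.7, 135.6]
tcp_rot: [3.138, -0.002, 3.076]
contact_force: [-0.5, -0.4, -0.4]
grip_width: 45.7
```

```bash
python3 go.py 408 15.4 70 3.077
```

```text
now [416.6  -1.7 135.6] yaw 3.0765 tilt -0.0035 -0.0016 F [-0.5 -0.4 -0.4] w 45.7 t 10.3 rows 4 j [-0.19, 0.26, 1.94, 0.0, 0.95, -1.7]
[0.12, 0.2, 0.82, 0.01, -0.01, 0.0]
[0.12, 0.2, 0.82, 0.01, -0.01, 0.0]
[0.12, 0.2, 0.82, 0.01, -0.01, 0.0]
[0.12, 0.21, 0.82, 0.01, -0.01, 0.0]
```

Request:
step_arm --moves '[0.1,0.2,0.8,0,0,0,0,0.1,0.2,0.8,0,0,0,0,0.1,0.2,0.8,0,0,0,0,0.1,0.15,0.8,0,0,0,0,0,0,0.4,0,0,0,0,0,0,0,0,0,0,0]'

```text
time: 10.8
tool_pos: [407.0, 25.0, 63.0]
tcp_rot: [3.136, -0.0, 3.086]
contact_force: [-0.4, 0.2, -0.1]
grip_width: 45.4
```

```bash
python3 go.py 408 15.4 35 3.077
```

```text
now [407.  25.  63.] yaw 3.086 tilt -0.0057 -0.0002 F [-0.4  0.2 -0.1] w 45.4 t 10.8 rows 2 j [-0.13, 0.37, 2.04, 0.01, 0.73, -1.65]
[-0.04, -0.24, 0.7, 0.04, 0.0, 0.06]
[-0.04, -0.24, 0.7, 0.04, 0.0, 0.06]
```

Request:
step_arm --moves '[0,-0.4,0,0,0,0.1,0,0,0,0,0,0,0,0]'

```text
time: 10.97
tool_pos: [405.8, 18.0, 63.2]
tcp_rot: [3.135, -0.002, 3.081]
contact_force: [0.7, -0.4, 0.5]
grip_width: 46.0
```

```bash
python3 go.py 408 15.4 35 3.077
```

```text
now [405.8  18.   63.2] yaw 3.0809 tilt -0.0061 -0.0017 F [ 0.7 -0.4  0.5] w 46.0 t 10.97 rows 2 j [-0.15, 0.37, 2.05, 0.01, 0.73, -1.67]
[-0.06, -0.07, 0.71, 0.04, -0.01, 0.03]
[-0.06, -0.06, 0.71, 0.04, -0.01, 0.03]
```

Request:
step_arm --moves '[-0.1,-0.15,0.6,0,0,0,0,-0.05,0,0.6,0,0,0,0,0,0,0,0,0,0,0]'

```text
time: 11.22
tool_pos: [410.5, 14.2, 41.2]
tcp_rot: [3.136, 0.004, 3.079]
contact_force: [-0.0, 0.5, -0.1]
grip_width: 45.7
```

```bash
python3 go.py 408 15.4 36 3.077
```

```text
now [410.5  14.2  41.2] yaw 3.0793 tilt -0.0058 0.0041 F [-0.   0.5 -0.1] w 45.7 t 11.22 rows 1 j [-0.16, 0.41, 2.06, 0.01, 0.66, -1.67]
[0.13, 0.05, 0.26, 0.08, 0.06, 0.03]
```

Request:
step_arm --moves '[0.1,0.05,0.2,0,0.05,0,0,0,0,0,0,0,0,1,0,0,0,0,0,0,1,0,0,0,0,0,0,1,0,0,0,0,0,0,1,0,0,0,0,0,0,1,0,0,0,0,0,0,1,0,0,0,0,0,0,1]'

```text
time: 11.88
tool_pos: [409.9, 15.0, 40.3]
tcp_rot: [3.136, 0.005, 3.078]
contact_force: [0.8, -0.5, -1.6]
grip_width: 13.8
```

```bash
python3 go.py 414 15 36 3.077
```

```text
now [409.9  15.   40.3] yaw 3.0781 tilt -0.0055 0.0047 F [ 0.8 -0.5 -1.6] w 13.8 t 11.88 rows 1 j [-0.16, 0.42, 2.06, 0.01, 0.66, -1.67]
[-0.2, 0.01, 0.21, 0.08, 0.07, 0.02]
```

Request:
step_arm --moves '[-0.25,0,0,0,0,0,1,0,0,0,0,0,0,1,0,0,0,0,0,0,1]'

```text
time: 12.13
tool_pos: [414.8, 14.7, 40.2]
tcp_rot: [3.136, 0.004, 3.078]
contact_force: [-0.7, -0.6, -0.5]
grip_width: 13.7
```

Request:
step_arm --moves '[-0.05,0,0,0,0,0,1,0,0,0,0,0,0,1,0,0,0,0,0,0,0,0,0,0,0,0,0,0,0,0,0,0,0,0,0,0,0,0,0,0,0,0]'

```text
time: 12.63
tool_pos: [416.6, 14.6, 40.3]
tcp_rot: [3.136, 0.005, 3.078]
contact_force: [0.6, 0.3, 0.5]
grip_width: 36.2
```

Request:
step_arm --moves '[0,0,-0.4,0,0,0,0,0,0,-0.8,0,0,0,0,0,0,-0.9,0,0,0,0,0,0,-0.9,0,0,0,0,0,0,-0.9,0,0,0,0,0,-0.5,-0.5,0,0,0,0.5,0,-0.9,0,0,0,0,1,0,-0.9,0,0,0,0,1]'

```text
time: 13.3
tool_pos: [412.7, -30.8, 136.1]
tcp_rot: [3.136, 0.005, 3.083]
contact_force: [0.8, -1.0, -0.5]
grip_width: 30.8
```

Request:
step_arm --moves '[0,-0.9,0,0,0,0,1,0,-0.9,0,0,0,0,1,0,-0.9,0,0,0,0,1,0,-0.9,0,0,0,0,1,0,-0.9,0,0,0,0,1,0,-0.9,0,0,0,0,1,0,-0.5,0,0,0,0,1]'

```text
time: 13.88
tool_pos: [405.5, -155.0, 141.3]
tcp_rot: [3.139, 0.012, 3.084]
contact_force: [0.7, -0.1, 0.6]
grip_width: 0.5
```

```bash
cat > meas.py <<'E'
import sys
from fit import *
k=sys.argv[1]; zl=float(sys.argv[2]); zp=float(sys.argv[3])
im={n:capture(n) for n in("top","scene")}
for n in im: cv2.imwrite(f"pics/{n}{k}.png",im[n][:,:,::-1])
crop("top",im["top"],222,195,262,255,10,f"top{k}c"); crop("scene",im["scene"],190,185,260,270,7,f"scene{k}c")
for n,b in(("top",(236,226,246,236)),("scene",(212,232,226,246))):
    sub=im[n].astype(float)[b[1]:b[3],b[0]:b[2]]; red=np.clip(sub[:,:,0]-np.maximum(sub[:,:,1],sub[:,:,2])-12,0,None)
    v,u=np.mgrid[b[1]:b[3],b[0]:b[2]]; w=red.sum(); c=(u*red).sum()/w,(v*red).sum()/w
    print(n,"red",np.round(c,2),ray(n,*c,zl).round(1)[:2],"weight",w)
print(im["top"][225:233,237:244].mean(1).astype(int).tolist()); print(im["scene"][230:246,214:221].mean(1).astype(int).tolist())
E
python3 go.py 512 8 150 3.0796|head -1;python3 meas.py 8 23 49
```

```text
now [ 405.5 -155.   141.3] yaw 3.0836 tilt -0.0028 0.012 F [ 0.7 -0.1  0.6] w 0.5 t 13.88 rows 11 j [-0.55, 0.27, 1.89, 0.01, 0.97, -2.07]
top red [241.12 228.  ] [477.7   9. ] weight 82.0
scene red [216.89 239.  ] [479.5  11.1] weight 9.0
[[127, 125, 129], [187, 188, 193], [162, 155, 157], [102, 78, 77], [169, 167, 170], [205, 208, 213], [206, 208, 213], [204, 205, 209]]
[[100, 100, 105], [114, 116, 121], [137, 139, 146], [135, 137, 144], [99, 99, 104], [88, 88, 92], [96, 97, 101], [101, 101, 105], [100, 95, 99], [104, 90, 97], [127, 120, 130], [151, 153, 164], [150, 154, 164], [144, 148, 157], [139, 143, 152], [136, 140, 149]]
```

View pics/top8c.png

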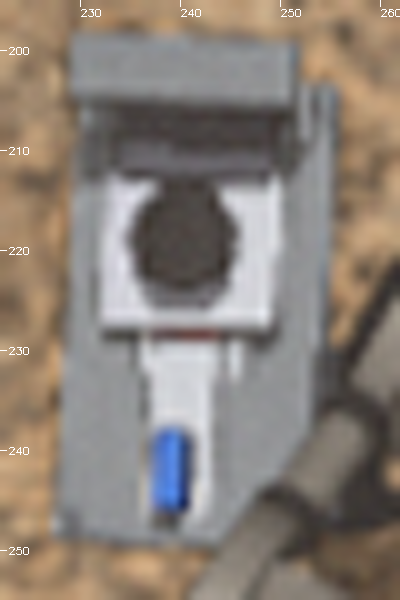

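View pics/scene8c.png

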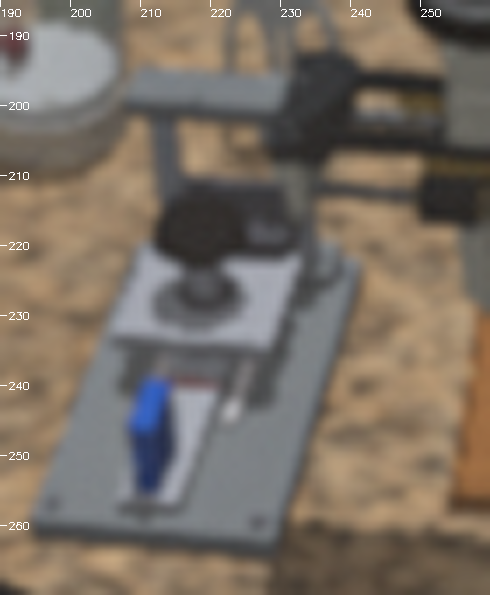

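```bash
python3 -c "
from h import *
for z in(88,92,96):print(ray('top',239.5,218.6,z).round(1), ray('scene',217.7,217.5,z).round(1))
"; python3 go.py 512 8.5 125 3.0796
```

```text
[511.7   9.7  88. ] [516.5   9.3  88. ]
[511.1   9.3  92. ] [511.5   8.   92. ]
[510.6   8.9  96. ] [506.4   6.8  96. ]
now [ 405.6 -154.6  141.1] yaw 3.0823 tilt -0.0031 0.0119 F [-0.2  0.7  0.3] w 0.4 t 13.98 rows 11 j [-0.55, 0.27, 1.89, 0.01, 0.97, -2.06]
[-0.44, 0.77, 0.08, 0.0, 0.02, 0.0]
[-0.44, 0.77, 0.08, 0.0, 0.02, 0.0]
[-0.44, 0.77, 0.08, 0.0, 0.02, 0.0]
[-0.44, 0.77, 0.08, 0.0, 0.02, 0.0]
[-0.44, 0.77, 0.08, 0.0, 0.02, 0.0]
[-0.44, 0.77, 0.08, 0.0, 0.02, 0.0]
[-0.44, 0.77, 0.08, 0.0, 0.02, 0.0]
[-0.44, 0.77, 0.08, 0.0, 0.02, 0.0]
[-0.44, 0.77, 0.08, 0.0, 0.02, 0.0]
[-0.44, 0.77, 0.07, 0.0, 0.02, 0.0]
[-0.44, 0.77, 0.07, 0.0, 0.02, 0.0]
```

Request:
step_arm --moves '[-0.45,0.75,0,0,0.05,0,1,-0.45,0.75,0,0,0.05,0,1,-0.45,0.75,0,0,0.05,0,1,-0.45,0.75,0,0,0.05,0,1,-0.45,0.75,0,0,0,0,1,-0.45,0.75,0,0,0,0,1,-0.45,0.75,0,0,0,0,1,-0.45,0.75,0,0,0,0,1]'

```text
time: 14.65
tool_pos: [484.2, -28.7, 142.9]
tcp_rot: [3.136, -0.007, 3.078]
contact_force: [-0.2, -0.3, 0.0]
grip_width: 0.8
```

```bash
python3 go.py 512 8.5 125 3.0796
```

```text
now [484.2 -28.7 142.9] yaw 3.0779 tilt -0.0061 -0.0065 F [-0.2 -0.3  0. ] w 0.8 t 14.65 rows 3 j [-0.22, 0.36, 1.75, 0.01, 1.04, -1.73]
[-0.42, 0.65, 0.3, 0.03, -0.03, -0.01]
[-0.42, 0.65, 0.3, 0.03, -0.03, -0.01]
[-0.42, 0.65, 0.3, 0.03, -0.03, -0.01]
```

Request:
step_arm --moves '[-0.4,0.6,0.2,0,0,0,1,-0.4,0.6,0.2,0,0,0,1,-0.25,0.3,0.2,0,0,0,1,0,0,0,0,0,0,1,0,0,0,0,0,0,1]'

```text
time: 15.07
tool_pos: [507.3, 9.7, 131.0]
tcp_rot: [3.134, -0.008, 3.086]
contact_force: [-0.4, -0.1, -0.6]
grip_width: 0.4
```

```bash
python3 go.py 512 8.5 100 3.0796
```

```text
now [507.3   9.7 131. ] yaw 3.0856 tilt -0.008 -0.0078 F [-0.4 -0.1 -0.6] w 0.4 t 15.07 rows 2 j [-0.14, 0.41, 1.7, 0.01, 1.03, -1.66]
[-0.13, -0.03, 0.77, 0.06, -0.06, 0.04]
[-0.12, -0.02, 0.77, 0.06, -0.06, 0.04]
```

Request:
step_arm --moves '[-0.2,-0.05,0.5,0.1,-0.1,0,1,-0.05,0,0.5,0,0,0,1,0,0,0.2,0,0,0,1,0,0,0,0,0,0,1]'

```text
time: 15.4
tool_pos: [510.6, 7.7, 106.4]
tcp_rot: [3.141, -0.002, 3.085]
contact_force: [-0.8, -0.2, -0.4]
grip_width: 0.4
```

```bash
python3 go.py 512 8.5 78 3.0796
```

```text
now [510.6   7.7 106.4] yaw 3.0851 tilt -0.0007 -0.0016 F [-0.8 -0.2 -0.4] w 0.4 t 15.4 rows 2 j [-0.14, 0.45, 1.73, 0.0, 0.97, -1.65]
[-0.03, 0.02, 0.71, 0.0, -0.01, 0.04]
[-0.03, 0.02, 0.71, 0.0, -0.01, 0.04]
```

Now pushing in small steps while watching the force.

Request:
step_arm --moves '[0,0,0.3,0,0,0,1,0,0,0.2,0,0,0,1,0,0,0.2,0,0,0,1]'

```text
time: 15.65
tool_pos: [510.6, 6.8, 92.5]
tcp_rot: [3.141, -0.001, 3.083]
contact_force: [0.1, 2.2, 6.1]
grip_width: 0.5
```

Request:
step_arm --moves '[0,0,0.2,0,0,0,1,0,0,0.2,0,0,0,1]'

```text
time: 15.82
tool_pos: [510.6, 6.9, 84.7]
tcp_rot: [3.14, 0.0, 3.083]
contact_force: [-1.2, 0.9, 5.3]
grip_width: 0.4
```

Request:
step_arm --moves '[0,0,0.2,0,0,0,1]'

```text
time: 15.9
tool_pos: [510.6, 6.9, 80.8]
tcp_rot: [3.14, 0.0, 3.083]
contact_force: [-1.7, 0.2, 5.2]
grip_width: 0.6
```

Request:
step_arm --moves '[0,0,0.15,0,0,0,1]'

```text
time: 15.98
tool_pos: [510.7, 6.9, 78.0]
tcp_rot: [3.14, 0.001, 3.083]
contact_force: [-6.7, 1.1, 39.2]
grip_width: 0.5
```

Request:
step_arm --moves '[0,0,0,0,0,0,1]'

```text
time: 16.07
tool_pos: [510.6, 6.8, 78.3]
tcp_rot: [3.14, 0.001, 3.083]
contact_force: [-1.9, -0.3, 4.2]
grip_width: 0.5
```

Request:
step_arm --moves '[0,0,-0.3,0,0,0,1,0,0,-0.8,0,0,0,1,0,0,-0.8,0,0,0,1,0,0,-0.8,0,0,0,1,0,-0.5,-0.4,0,0,0,0.5,0.2,-0.9,0,0,0,0,0,0.5,-0.8,0,0,0,0,0,0.5,-0.8,0,0,0,0,0]'

```text
time: 16.73
tool_pos: [483.8, -53.7, 142.9]
tcp_rot: [3.141, 0.002, 3.088]
contact_force: [-0.5, 0.2, -0.4]
grip_width: 22.6
```

Request:
step_arm --moves '[0.5,-0.8,0,0,0,0,0,0.5,-0.8,0,0,0,0,0,0.5,-0.8,0,0,0,0,0,0.5,-0.8,0,0,0,0,0,0.5,-0.8,0,0,0,0,0,0.5,-0.8,0,0,0,0,0]'

```text
time: 17.23
tool_pos: [414.3, -154.5, 142.4]
tcp_rot: [-3.14, 0.003, 3.088]
contact_force: [-0.8, -0.9, 0.5]
grip_width: 45.8
```

```bash
python3 go.py 512 8 150 3.0796|head -1;python3 meas.py 9 23 35
```

```text
now [ 414.3 -154.5  142.4] yaw 3.0883 tilt -0.0017 0.0029 F [-0.8 -0.9  0.5] w 45.8 t 17.23 rows 11 j [-0.53, 0.29, 1.87, -0.0, 0.98, -2.05]
top red [241.3 228. ] [477.7   8.2] weight 27.0
scene red [217.29 239.31] [477.9   9.4] weight 42.0
[[119, 117, 121], [157, 156, 161], [157, 153, 156], [165, 149, 152], [195, 189, 192], [202, 205, 210], [205, 207, 212], [203, 205, 210]]
[[82, 81, 84], [76, 75, 78], [76, 76, 78], [88, 88, 92], [100, 101, 106], [118, 119, 125], [136, 139, 146], [129, 131, 138], [99, 96, 100], [112, 95, 102], [144, 129, 139], [154, 153, 164], [149, 154, 163], [143, 147, 156], [139, 142, 151], [136, 139, 148]]
```

View pics/top9c.png

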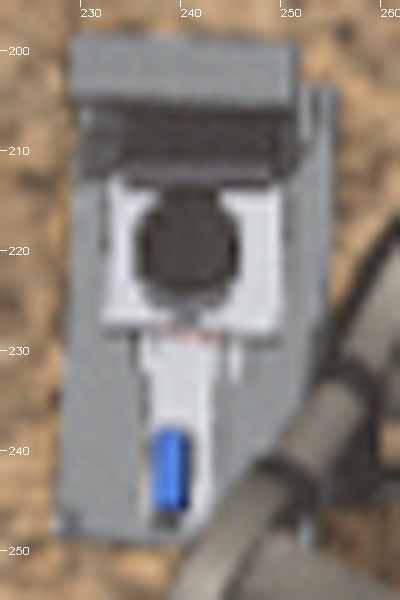

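View pics/scene9c.png

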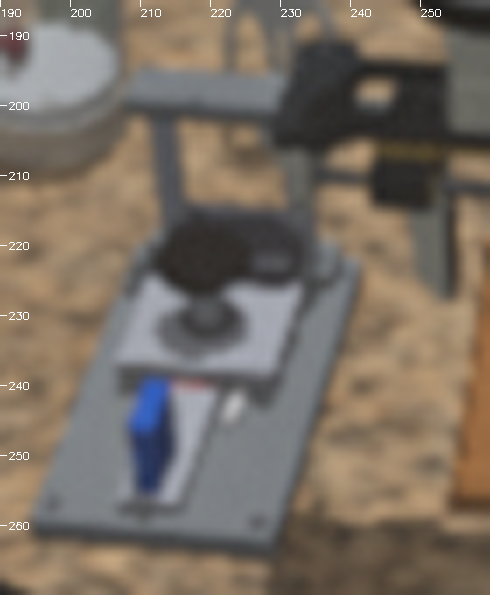

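Request:
step_arm --moves '[0,0.9,0,0,0,0.05,0,-0.05,0.9,0,0,0,0,0,-0.05,0.9,0,0,0,0,0,-0.05,0.9,0,0,0,0,0,-0.05,0.9,0,0,0,0,0,-0.05,0.9,0,0,0,0,0,-0.05,0.9,0,0,0,0,0,0,0.9,0,0,0,0,0]'

```text
time: 18.0
tool_pos: [430.4, -10.9, 141.6]
tcp_rot: [-3.138, 0.005, 3.071]
contact_force: [-0.3, 0.2, 0.5]
grip_width: 46.1
```

```bash
python3 go.py 414 14.8 75 3.078
```

```text
now [430.4 -10.9 141.6] yaw 3.0713 tilt -0.0031 0.0047 F [-0.3  0.2  0.5] w 46.1 t 18.0 rows 5 j [-0.2, 0.27, 1.9, -0.0, 0.97, -1.7]
[0.19, 0.25, 0.66, -0.01, 0.01, -0.02]
[0.18, 0.25, 0.66, -0.01, 0.01, -0.02]
[0.18, 0.25, 0.66, -0.01, 0.01, -0.02]
[0.18, 0.25, 0.67, -0.01, 0.01, -0.02]
[0.18, 0.25, 0.67, -0.01, 0.01, -0.02]
```

Request:
step_arm --moves '[0.2,0.2,0.5,0,0,0,0,0.2,0.2,0.5,0,0,0,0,0.15,0.2,0.5,0,0,0,0,0.1,0.05,0.5,0,0,0,0,0.1,0,0.5,0,0,0,0,0,0,0,0,0,0,0]'

```text
time: 18.5
tool_pos: [418.0, 8.4, 90.0]
tcp_rot: [-3.139, 0.008, 3.078]
contact_force: [-0.8, -0.1, -0.2]
grip_width: 46.6
```

```bash
python3 go.py 414 14.8 38 3.078
```

```text
now [418.    8.4  90. ] yaw 3.0781 tilt -0.0023 0.0085 F [-0.8 -0.1 -0.2] w 46.6 t 18.5 rows 3 j [-0.16, 0.33, 2.0, -0.0, 0.81, -1.67]
[0.08, 0.1, 0.87, -0.01, 0.04, 0.0]
[0.08, 0.1, 0.87, -0.01, 0.04, 0.0]
[0.08, 0.1, 0.87, -0.01, 0.04, 0.0]
```

Request:
step_arm --moves '[0.2,0.3,0.2,0,0.1,0,0,0,0,0.2,0,0,0,0,0,0,0,0,0,0,0]'

```text
time: 18.75
tool_pos: [414.9, 15.4, 81.9]
tcp_rot: [-3.139, 0.002, 3.078]
contact_force: [-0.7, 1.0, 0.1]
grip_width: 46.1
```

```bash
python3 go.py 414 14.8 38 3.078
```

```text
now [414.9  15.4  81.9] yaw 3.0781 tilt -0.0023 0.0016 F [-0.7  1.   0.1] w 46.1 t 18.75 rows 3 j [-0.15, 0.34, 2.01, -0.0, 0.79, -1.65]
[0.02, -0.01, 0.73, -0.01, 0.01, 0.0]
[0.01, -0.01, 0.73, -0.01, 0.01, 0.0]
[0.01, -0.01, 0.73, -0.01, 0.01, 0.0]
```

Request:
step_arm --moves '[0,0,0.7,0,0,0,0,0,0,0.7,0,0,0,0,0,0,0.6,0,0,0,0,0,0,0,0,0,0,0]'

```text
time: 19.08
tool_pos: [417.7, 15.2, 42.5]
tcp_rot: [-3.139, 0.008, 3.079]
contact_force: [-1.3, -0.3, 0.1]
grip_width: 45.8
```

```bash
python3 go.py 414 14.8 38 3.078
```

```text
now [417.7  15.2  42.5] yaw 3.0786 tilt -0.0029 0.0079 F [-1.3 -0.3  0.1] w 45.8 t 19.08 rows 1 j [-0.15, 0.42, 2.04, -0.0, 0.67, -1.65]
[0.19, -0.03, 0.22, -0.04, 0.11, 0.01]
```

Request:
step_arm --moves '[0.1,0,0.2,0,0.1,0,0,0,0,0,0,0,0,1,0,0,0,0,0,0,1,0,0,0,0,0,0,1,0,0,0,0,0,0,1,0,0,0,0,0,0,1,0,0,0,0,0,0,1,0,0,0,0,0,0,1]'

```text
time: 19.75
tool_pos: [417.8, 14.9, 41.0]
tcp_rot: [-3.138, 0.005, 3.078]
contact_force: [0.7, -0.3, -3.7]
grip_width: 13.7
```

```bash
python3 go.py 355 18.5 38 3.078
```

```text
now [417.8  14.9  41. ] yaw 3.0782 tilt -0.0033 0.0051 F [ 0.7 -0.3 -3.7] w 13.7 t 19.75 rows 4 j [-0.15, 0.42, 2.04, -0.0, 0.67, -1.65]
[0.79, 0.0, 0.03, -0.01, 0.02, 0.0]
[0.79, 0.0, 0.03, -0.01, 0.02, 0.0]
[0.79, 0.0, 0.04, -0.01, 0.02, 0.0]
[0.79, 0.0, 0.04, -0.01, 0.02, 0.0]
```

Request:
step_arm --moves '[0.2,0,0.04,0,0,0,1,0.2,0,0.02,0,0,0,1]'

```text
time: 19.92
tool_pos: [414.1, 14.8, 40.9]
tcp_rot: [-3.138, 0.015, 3.078]
contact_force: [5.0, -0.5, -1.8]
grip_width: 13.6
```

Request:
step_arm --moves '[0.3,0,0,0,0,0,1,0.3,0,0,0,0,0,1]'

```text
time: 20.08
tool_pos: [403.4, 15.3, 41.0]
tcp_rot: [-3.138, 0.019, 3.078]
contact_force: [3.4, -0.1, -2.9]
grip_width: 13.7
```

Request:
step_arm --moves '[0.3,0,0,0,0.2,0,1,0.3,0,0,0,0.1,0,1]'

```text
time: 20.25
tool_pos: [390.1, 16.1, 41.1]
tcp_rot: [-3.137, -0.003, 3.078]
contact_force: [2.3, -0.9, 1.1]
grip_width: 13.9
```

Request:
step_arm --moves '[0.35,0,0,0,0.1,0,1,0.35,0,0,0,0.1,0,1]'

```text
time: 20.42
tool_pos: [375.9, 17.0, 41.7]
tcp_rot: [-3.137, -0.016, 3.078]
contact_force: [2.1, -0.3, 1.4]
grip_width: 13.7
```

Request:
step_arm --moves '[0.3,0,0,0,-0.1,0,1,0.3,0,0,0,0,0,1]'

```text
time: 20.58
tool_pos: [361.4, 18.0, 41.7]
tcp_rot: [-3.137, -0.012, 3.078]
contact_force: [-0.5, -0.2, -1.3]
grip_width: 13.8
```

Request:
step_arm --moves '[0.3,0,-0.05,0,0,0,1,0.2,0,-0.2,0,0,0,1,0,0,-0.5,0,0,0,1,0,0,-0.8,0,0,0,1]'

```text
time: 20.92
tool_pos: [343.0, 19.9, 71.1]
tcp_rot: [-3.139, -0.026, 3.078]
contact_force: [-0.1, -0.8, -1.5]
grip_width: 13.8
```

```bash
python3 go.py 369 -261 100 1.709;python3 meas.py 10 23 35
```

```text
now [343.   19.9  71.1] yaw 3.0779 tilt -0.0028 -0.0265 F [-0.1 -0.8 -1.5] w 13.8 t 20.92 rows 22 j [-0.16, 0.27, 2.17, -0.01, 0.72, -1.66]
[-0.1, -0.63, -0.07, -0.01, -0.01, 0.89]
[-0.14, -0.63, -0.07, -0.01, -0.01, 0.89]
[-0.18, -0.62, -0.07, -0.01, -0.01, 0.89]
[-0.21, -0.6, -0.07, -0.01, -0.01, 0.89]
[-0.25, -0.59, -0.07, -0.01, -0.01, 0.89]
[-0.29, -0.57, -0.07, -0.01, -0.01, 0.89]
[-0.32, -0.55, -0.07, -0.01, -0.01, 0.89]
[-0.36, -0.53, -0.07, -0.01, -0.01, 0.89]
[-0.39, -0.51, -0.07, -0.01, -0.01, 0.89]
[-0.42, -0.48, -0.07, -0.01, -0.01, 0.89]
[-0.45, -0.46, -0.07, -0.01, -0.01, 0.89]
[-0.48, -0.43, -0.07, -0.01, -0.01, 0.89]
[-0.5, -0.4, -0.07, -0.01, -0.01, 0.89]
[-0.53, -0.37, -0.07, -0.01, -0.01, 0.89]
[-0.55, -0.33, -0.07, -0.01, -0.01, 0.89]
[-0.57, -0.3, -0.07, -0.01, -0.01, 0.89]
[-0.59, -0.26, -0.07, -0.01, -0.01, 0.89]
[-0.6, -0.22, -0.07, -0.01, -0.01, 0.89]
[-0.61, -0.19, -0.07, -0.01, -0.01, 0.89]
[-0.62, -0.15, -0.07, -0.01, -0.01, 0.89]
[-0.63, -0.11, -0.07, -0.01, -0.01, 0.89]
[-0.64, -0.07, -0.07, -0.01, -0.01, 0.89]
top red [nan nan] [nan nan] weight 0.0
scene red [nan nan] [nan nan] weight 0.0
[[119, 117, 119], [182, 182, 188], [177, 176, 181], [109, 106, 107], [125, 125, 126], [147, 147, 150], [146, 147, 148], [134, 134, 135]]
[[75, 74, 71], [75, 73, 70], [71, 69, 66], [65, 64, 62], [53, 52, 51], [46, 44, 42], [59, 58, 58], [84, 83, 85], [97, 98, 101], [97, 98, 102], [89, 90, 92], [74, 74, 75], [74, 74, 76], [102, 104, 107], [130, 134, 139], [133, 136, 141]]meas.py:9: RuntimeWarning: invalid value encountered in scalar divide
  v,u=np.mgrid[b[1]:b[3],b[0]:b[2]]; w=red.sum(); c=(u*red).sum()/w,(v*red).sum()/w
```

View pics/top10c.png

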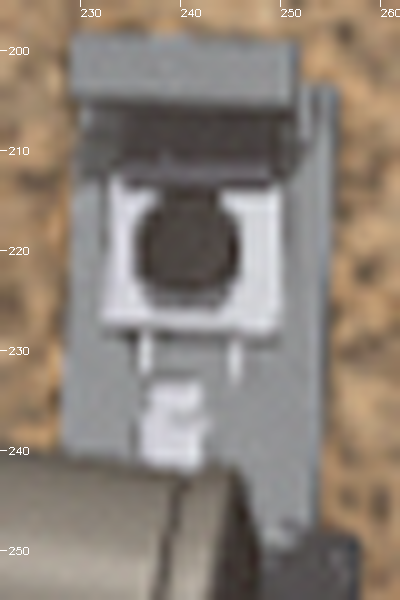

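View pics/scene10c.png

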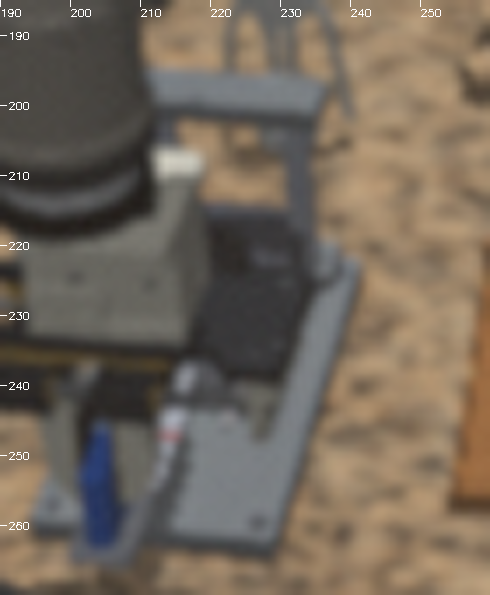

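Request:
step_arm --moves '[-0.4,-0.3,-0.6,0,-0.2,0.5,1,-0.4,-0.5,-0.6,0,-0.2,0.9,1,-0.4,-0.6,-0.5,0,0,0.9,1,-0.3,-0.6,-0.2,0,0,0.9,1,-0.3,-0.6,-0.1,0,0,0.9,1,-0.3,-0.6,-0.1,0,0,0.9,1,-0.35,-0.6,-0.1,0,0,0.9,1,-0.4,-0.55,-0.1,0,0,0.9,1]'

```text
time: 21.68
tool_pos: [373.0, -78.8, 117.0]
tcp_rot: [-3.14, 0.005, 2.587]
contact_force: [0.1, 0.6, -1.2]
grip_width: 13.9
```

```bash
python3 go.py 369 -261 105 1.709
```

```text
now [373.  -78.8 117. ] yaw 2.5875 tilt -0.0012 0.005 F [ 0.1  0.6 -1.2] w 13.9 t 21.68 rows 14 j [-0.41, 0.23, 2.05, -0.0, 0.86, -1.42]
[-0.33, -0.56, 0.05, 0.0, 0.01, 0.9]
[-0.36, -0.54, 0.04, 0.0, 0.01, 0.9]
[-0.4, -0.52, 0.04, 0.0, 0.01, 0.9]
[-0.43, -0.49, 0.04, 0.0, 0.01, 0.9]
[-0.46, -0.46, 0.04, 0.0, 0.01, 0.9]
[-0.49, -0.43, 0.04, 0.0, 0.01, 0.9]
[-0.51, -0.4, 0.04, 0.0, 0.01, 0.9]
[-0.54, -0.37, 0.04, 0.0, 0.01, 0.9]
[-0.56, -0.33, 0.04, 0.0, 0.01, 0.9]
[-0.58, -0.3, 0.04, 0.0, 0.01, 0.9]
[-0.6, -0.26, 0.04, 0.0, 0.01, 0.9]
[-0.61, -0.22, 0.04, 0.0, 0.01, 0.9]
[-0.62, -0.18, 0.04, 0.0, 0.01, 0.9]
[-0.63, -0.14, 0.04, 0.0, 0.01, 0.9]
```

Request:
step_arm --moves '[-0.35,-0.55,0,0,0,0.9,1,-0.35,-0.55,0,0,0,0.9,1,-0.4,-0.5,0,0,0,0.9,1,-0.4,-0.5,0,0,0,0.9,1,-0.45,-0.45,0,0,0,0.9,1,-0.5,-0.45,0,0,0,0.9,1,-0.5,-0.4,0,0,0,0.9,1,-0.5,-0.4,0,0,0,0.9,1]'

```text
time: 22.35
tool_pos: [364.5, -185.9, 111.5]
tcp_rot: [-3.14, -0.001, 2.058]
contact_force: [0.1, 0.1, -1.5]
grip_width: 13.9
```

```bash
python3 go.py 370 -269 100 1.648
```

```text
now [ 364.5 -185.9  111.5] yaw 2.0581 tilt -0.0019 -0.0011 F [ 0.1  0.1 -1.5] w 13.9 t 22.35 rows 7 j [-0.66, 0.28, 1.98, -0.0, 0.88, -1.14]
[-0.54, -0.24, 0.08, 0.0, 0.0, 0.84]
[-0.56, -0.21, 0.08, 0.0, 0.0, 0.84]
[-0.57, -0.18, 0.08, 0.0, 0.0, 0.84]
[-0.58, -0.14, 0.08, 0.0, 0.0, 0.84]
[-0.58, -0.11, 0.08, 0.0, 0.0, 0.84]
[-0.59, -0.08, 0.08, 0.0, 0.0, 0.84]
[-0.59, -0.04, 0.08, 0.0, 0.0, 0.84]
```

Request:
step_arm --moves '[-0.55,-0.25,0,0,0,0.85,1,-0.55,-0.25,0,0,0,0.85,1,-0.55,-0.2,0,0,0,0.85,1,-0.6,-0.15,0,0,0,0.85,1,-0.6,-0.1,0,0,0,0.85,1,-0.55,-0.1,0,0,0,0.8,1,-0.3,0,0,0,0,0.6,1,0,0,0,0,0,0,1]'

```text
time: 23.02
tool_pos: [363.6, -267.0, 104.1]
tcp_rot: [-3.133, -0.006, 1.637]
contact_force: [-1.1, 0.4, -0.5]
grip_width: 13.8
```

```bash
python3 go.py 370 -269 65 1.648
```

```text
now [ 363.6 -267.   104.1] yaw 1.6373 tilt -0.0084 -0.0062 F [-1.1  0.4 -0.5] w 13.8 t 23.02 rows 3 j [-0.8, 0.37, 1.88, -0.0, 0.91, -0.87]
[-0.04, 0.11, 0.65, -0.04, -0.03, -0.05]
[-0.04, 0.11, 0.65, -0.04, -0.03, -0.05]
[-0.04, 0.11, 0.65, -0.04, -0.03, -0.05]
```

Request:
step_arm --moves '[-0.1,0.3,0.5,-0.1,-0.1,-0.1,1,0,0,0.6,0,0,0,1,0,0,0.6,0,0,0,1,0,0,0,0,0,0,1]'

```text
time: 23.35
tool_pos: [368.6, -267.1, 66.8]
tcp_rot: [-3.139, -0.001, 1.649]
contact_force: [-0.9, 1.7, -1.7]
grip_width: 13.7
```

```bash
python3 go.py 370 -269 40 1.648; python3 - <<'E'
from h import *
for n,b in(("scene",(260,200,350,290)),("top",(270,225,350,270))):
    crop(n,capture(n),*b,7,n+"11")
E
```

```text
now [ 368.6 -267.1   66.8] yaw 1.6489 tilt -0.0024 -0.0009 F [-0.9  1.7 -1.7] w 13.7 t 23.35 rows 2 j [-0.79, 0.43, 1.92, -0.0, 0.8, -0.87]
[-0.05, 0.03, 0.67, -0.02, -0.01, 0.01]
[-0.05, 0.03, 0.67, -0.02, -0.01, 0.01]
```

View pics/scene11.png

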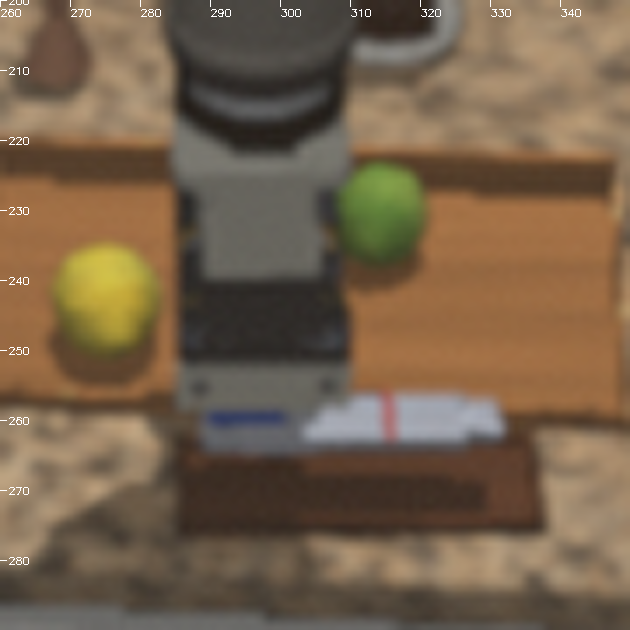

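View pics/top11.png

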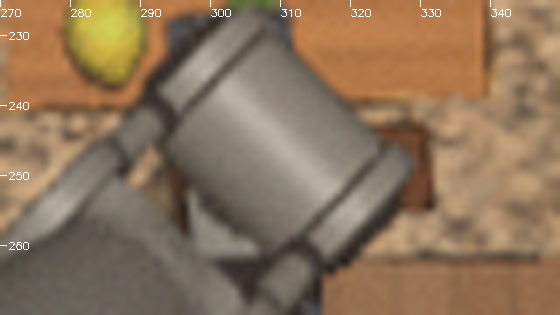

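```bash
python3 -c "
from h import *
print(ray('scene',313.3,258.7,49).round(1),ray('scene',330,259,49).round(1))"
```

```text
[ 373.9 -321.4   49. ] [ 376.  -374.3   49. ]
```

Request:
step_arm --moves '[-0.45,0.05,0.5,0,0,0,1,0,0,0.5,0,0,0,1,0,0,0,0,0,0,1]'

```text
time: 23.7
tool_pos: [371.8, -276.9, 49.4]
tcp_rot: [3.141, 0.003, 1.651]
contact_force: [-1.1, 1.9, -2.2]
grip_width: 13.6
```

```bash
python3 go.py 370 -276 31 1.648
```

```text
now [ 371.8 -276.9   49.4] yaw 1.6506 tilt -0.001 0.003 F [-1.1  1.9 -2.2] w 13.6 t 23.7 rows 2 j [-0.8, 0.47, 1.91, -0.0, 0.76, -0.88]
[0.03, -0.04, 0.46, 0.01, 0.02, 0.02]
[0.03, -0.04, 0.46, 0.01, 0.02, 0.02]
```

Request:
step_arm --moves '[0,-0.05,0.4,0,0,0,1,0,0,0.25,0,0,0,1,0,0,0,0,0,0,1]'

```text
time: 23.95
tool_pos: [370.8, -276.5, 36.1]
tcp_rot: [3.14, 0.004, 1.651]
contact_force: [0.5, 0.1, -1.3]
grip_width: 13.6
```

```bash
python3 go.py 370 -276 31 1.648; python3 - <<'E'
from h import *
im=capture("scene")
crop("scene",im,260,230,350,290,8,"scene12")
E
```

```text
now [ 370.8 -276.5   36.1] yaw 1.6513 tilt -0.0016 0.0036 F [ 0.5  0.1 -1.3] w 13.6 t 23.95 rows 1 j [-0.81, 0.49, 1.93, -0.0, 0.72, -0.89]
[0.03, -0.04, 0.25, 0.02, 0.05, 0.05]
```

View pics/scene12.png

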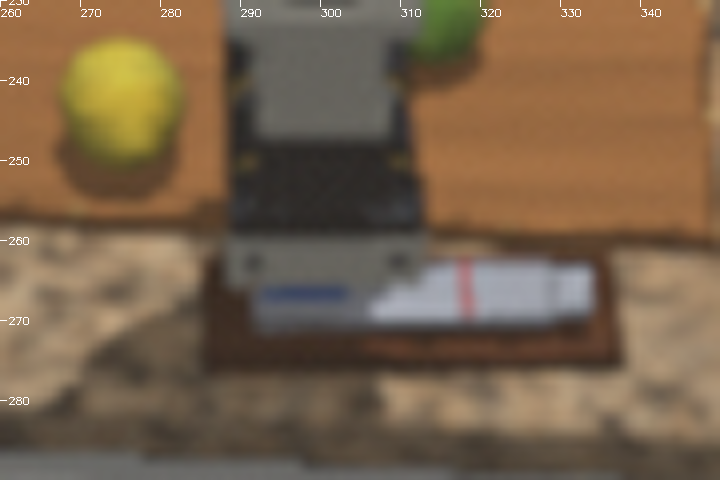

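Request:
step_arm --moves '[0,0,0.15,0,0,0,1,0,0,0,0,0,0,1]'

```text
time: 24.17
tool_pos: [370.9, -276.4, 33.4]
tcp_rot: [3.14, 0.004, 1.652]
contact_force: [0.7, 0.3, -2.5]
grip_width: 13.9
```

Request:
step_arm --moves '[0,0,0.15,0,0,0,1,0,0,0,0,0,0,1]'

```text
time: 24.33
tool_pos: [371.1, -276.5, 30.5]
tcp_rot: [3.139, 0.004, 1.652]
contact_force: [-0.3, -0.0, -1.8]
grip_width: 13.6
```

Request:
step_arm --moves '[0,0,0.1,0,0,0,1,0,0,0,0,0,0,1]'

```text
time: 24.5
tool_pos: [371.8, -277.3, 30.2]
tcp_rot: [3.138, 0.007, 1.652]
contact_force: [0.3, -0.3, -1.5]
grip_width: 13.7
```

Request:
step_arm --moves '[0,0,0,0,0,0,0,0,0,0,0,0,0,0,0,0,0,0,0,0,0,0,0,0,0,0,0,0,0,0,-0.4,0,0,0,0,0,0,-0.8,0,0,0,0,0,0,-0.9,0,0,0,-0.5,0,0,-0.9,0,0,0,-1]'

```text
time: 25.17
tool_pos: [370.2, -275.7, 90.6]
tcp_rot: [-3.141, 0.002, 1.652]
contact_force: [0.7, -0.4, -0.3]
grip_width: 54.6
```

Request:
step_arm --moves '[0,0,-0.9,0,0,0,-1,0,0,-0.5,0,0,0,-1,0,-0.9,0,0,0,0,-1,0,-0.9,0,0,0,0,-1,-0.9,0,0,0,0,0,-1,-0.9,0,0,0,0,0,-1,-0.9,0,0,0,0,0,-1,-0.9,0,0,0,0,0,-1]'

```text
time: 25.83
tool_pos: [340.1, -350.6, 129.7]
tcp_rot: [3.136, 0.009, 1.656]
contact_force: [0.6, 0.3, 0.9]
grip_width: 91.4
```

```bash
python3 go.py 370 -276 31 1.648|head -1; python3 - <<'E'
from h import *
for n,b in(("scene",(190,190,350,290)),("top",(220,190,350,270))):
    im=capture(n);cv2.imwrite(f"pics/{n}13.png",im[:,:,::-1]);crop(n,im,*b,5,n+"13c")
E
```

```text
now [ 340.1 -350.6  129.7] yaw 1.6562 tilt -0.0057 0.0085 F [0.6 0.3 0.9] w 91.4 t 25.83 rows 8 j [-0.96, 0.38, 1.77, 0.0, 0.98, -1.04]
```

View pics/scene13c.png

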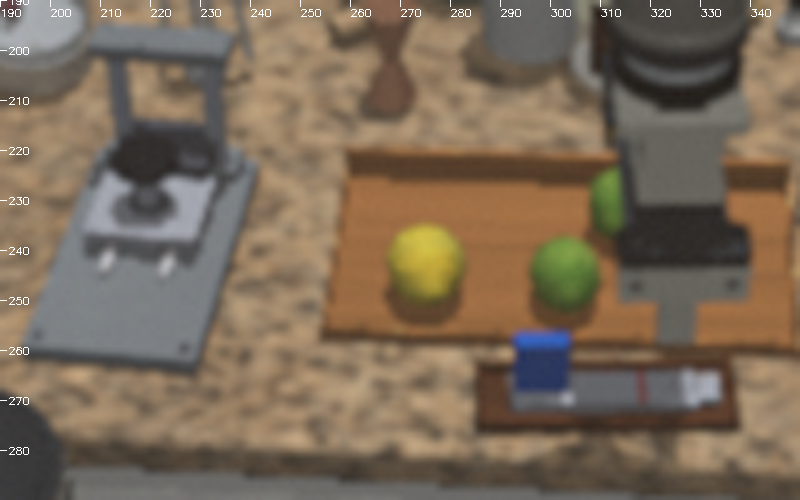

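View pics/top13c.png

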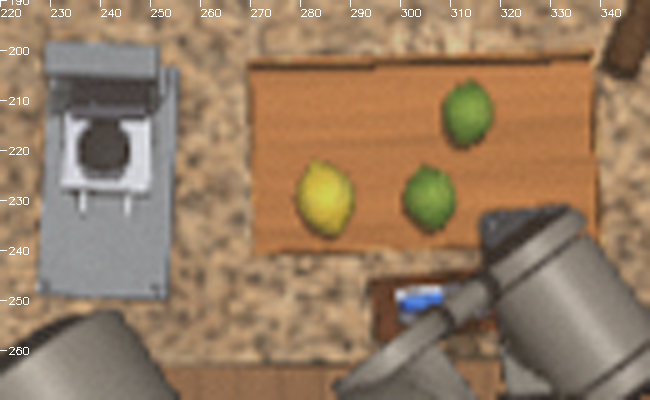

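```bash
python3 - <<'E'
import cv2,numpy as np
for n,b in(("scene",(206,212,236,238)),("top",(230,208,252,228))):
    a=[cv2.cvtColor(cv2.imread(f"pics/{n}{k}.png"),6).astype(np.float32)[b[1]:b[3],b[0]:b[2]] for k in("9","13")]
    print(n,cv2.phaseCorrelate(a[0],a[1],cv2.createHanningWindow(a[0].shape[::-1],5)))
a=cv2.imread("pics/scene9.png");c=cv2.imread("pics/scene13.png")
for u in(207,210,226,228): print(a[230:246,u].mean(1).astype(int),c[230:246,u].mean(1).astype(int))
E
```

```text
scene ((0.10292633109458293, 0.2465865959086404), 1.0018741537023474)
top ((0.031412510831417606, 0.09890649364552928), 0.9633310119311015)
[134 135 140 145 153 160 146 105  90  91  92 108 128 131 129 124] [134 136 143 147 152 151 128 100  91  86  90 106 126 130 130 130]
[169 168 167 169 171 167 147 100  82  91 100 108 116 115 115 107] [167 167 166 166 168 166 145  98  78  84 115 149 167 159 130 116]
[166 165 165 166 168 169 166 153 117  88  77  79  94 116 128 130] [164 164 163 164 166 169 167 146 103  81  78  79  93 114 127 128]
[168 169 170 170 168 168 165 149 115  85  80  85  94 113 126 128] [168 168 169 168 166 167 161 138 100  81  79  83  94 112 125 128]
```

```bash
cat > fruit.py <<'E'
from h import *
def find(n,im,roi):
    hsv=cv2.cvtColor(im,cv2.COLOR_RGB2HSV);out=[]
    for name,lo,hi in(("lime",(33,90,40),(65,255,255)),("lemon",(21,120,80),(32,255,255))):
        m=cv2.inRange(hsv,lo,hi); k=np.zeros_like(m);k[roi[1]:roi[3],roi[0]:roi[2]]=255;m&=k
        N,L,st,c=cv2.connectedComponentsWithStats(m)
        for i in range(1,N):
            if st[i,4]>25:
                ys,xs=np.nonzero(L==i);mo=cv2.moments((L==i).astype(np.uint8),True)
                ang=.5*np.degrees(np.arctan2(2*mo['mu11'],mo['mu20']-mo['mu02']))
                z=27 if name=="lime" else 28.5
                out.append((name,c[i].round(1),int(st[i,4]),"ang_img",round(ang),st[i,2:4].tolist(),ray(n,*c[i],z)[:2].round(1)))
    return out
if __name__=="__main__":
    import sys
    rois={"top":(90,195,345,262),"scene":(40,195,345,290)}
    for n in rois:
        im=capture(n); cv2.imwrite(f"pics/{n}_{sys.argv[1]}.png",im[:,:,::-1])
        for f in find(n,im,rois[n]): print(n,*f)
E
python3 fruit.py f0; python3 -c "
from h import *
crop('top',cv2.imread('pics/top_f0.png')[:,:,::-1],272,200,342,245,11,'f0c')"
```

```text
top lime [313.2 212.2] 80 ang_img -88 [9, 11] [ 544.1 -319.2]
top lime [305.6 229.1] 84 ang_img 75 [10, 11] [ 467.5 -282.9]
top lemon [284.7 229.2] 120 ang_img 75 [12, 15] [ 468.5 -188.4]
scene lime [311.6 230. ] 70 ang_img 90 [6, 14] [ 544.4 -312.2]
scene lime [302.6 244.2] 137 ang_img 78 [12, 14] [ 466.8 -284.1]
scene lemon [274.9 242.3] 193 ang_img 80 [15, 16] [ 468.7 -190. ]
```

View pics/f0c.png

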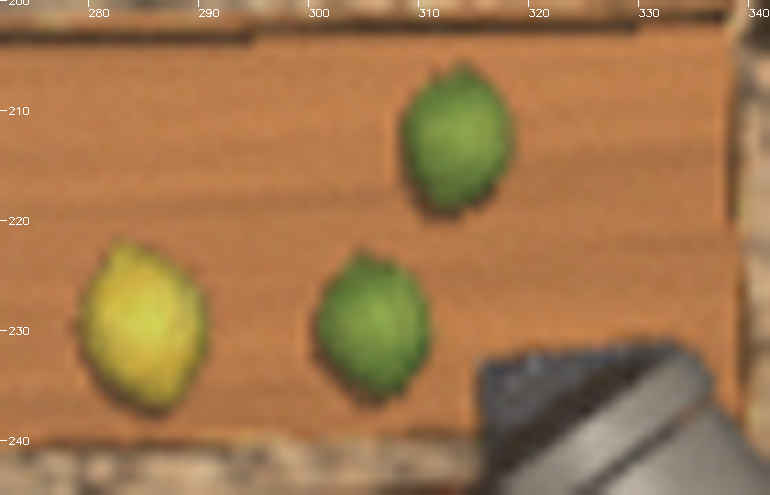

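```bash
python3 go.py 467.2 -283.3 100 0.18
```

```text
now [ 339.9 -349.5  129. ] yaw 1.6554 tilt -0.0051 0.0072 F [0.7 0.5 0. ] w 91.8 t 26.03 rows 24 j [-0.96, 0.38, 1.77, 0.0, 0.98, -1.04]
[0.12, 0.28, 0.06, 0.01, 0.0, 0.88]
[0.13, 0.27, 0.06, 0.01, 0.0, 0.88]
[0.15, 0.26, 0.06, 0.01, 0.0, 0.88]
[0.16, 0.25, 0.06, 0.01, 0.0, 0.88]
[0.18, 0.24, 0.06, 0.01, 0.0, 0.88]
[0.19, 0.23, 0.06, 0.01, 0.0, 0.88]
[0.21, 0.22, 0.06, 0.01, 0.0, 0.88]
[0.22, 0.2, 0.06, 0.01, 0.0, 0.88]
[0.23, 0.19, 0.06, 0.01, 0.0, 0.88]
[0.24, 0.17, 0.06, 0.01, 0.0, 0.88]
[0.25, 0.16, 0.06, 0.01, 0.0, 0.88]
[0.26, 0.14, 0.06, 0.01, 0.0, 0.88]
[0.27, 0.13, 0.06, 0.01, 0.0, 0.88]
[0.28, 0.11, 0.06, 0.01, 0.0, 0.88]
[0.28, 0.09, 0.06, 0.01, 0.0, 0.88]
[0.29, 0.07, 0.06, 0.01, 0.0, 0.88]
[0.29, 0.06, 0.06, 0.01, 0.0, 0.88]
[0.3, 0.04, 0.06, 0.01, 0.0, 0.88]
[0.3, 0.02, 0.06, 0.01, 0.0, 0.88]
[0.3, 0.0, 0.06, 0.01, 0.0, 0.88]
[0.3, -0.02, 0.06, 0.01, 0.0, 0.88]
[0.3, -0.03, 0.06, 0.01, 0.0, 0.88]
[0.29, -0.05, 0.06, 0.01, 0.0, 0.88]
[0.29, -0.07, 0.06, 0.01, 0.0, 0.88]
```

Request:
step_arm --moves '[0.15,0.3,0,0,0,0.95,-0.6,0.15,0.3,0,0,0,0.95,-0.6,0.15,0.25,0,0,0,0.95,-0.6,0.2,0.25,0,0,0,0.95,-0.6,0.2,0.25,0,0,0,0.95,-0.6,0.2,0.2,0,0,0,0.95,-0.6,0.2,0.2,0,0,0,0.95,-0.6,0.2,0.2,0,0,0,0.95,-0.6]'

```text
time: 26.7
tool_pos: [381.6, -314.1, 129.2]
tcp_rot: [-3.141, -0.002, 1.105]
contact_force: [0.5, -0.0, 0.7]
grip_width: 73.9
```

Request:
step_arm --moves '[0.25,0.2,0,0,0,0.95,-0.6,0.25,0.2,0,0,0,0.95,-0.6,0.25,0.15,0,0,0,0.95,-0.6,0.3,0.15,0,0,0,0.95,-0.6,0.3,0.1,0,0,0,0.95,-0.6,0.3,0.1,0,0,0,0.95,-0.6,0.3,0.05,0,0,0,0.95,-0.6,0.3,0.05,0,0,0,0.95,-0.6]'

```text
time: 27.37
tool_pos: [425.8, -278.7, 129.5]
tcp_rot: [-3.13, 0.0, 0.554]
contact_force: [-0.3, -0.1, -0.3]
grip_width: 73.4
```

```bash
python3 go.py 467.2 -283.3 90 0.18
```

```text
now [ 425.8 -278.7  129.5] yaw 0.5543 tilt -0.0119 0.0 F [-0.3 -0.1 -0.3] w 73.4 t 27.37 rows 6 j [-0.73, 0.42, 1.7, 0.0, 1.03, 0.28]
[0.27, 0.22, 0.33, -0.03, 0.01, 0.89]
[0.29, 0.2, 0.33, -0.03, 0.01, 0.89]
[0.3, 0.18, 0.33, -0.03, 0.01, 0.89]
[0.31, 0.16, 0.33, -0.03, 0.01, 0.89]
[0.32, 0.14, 0.33, -0.03, 0.01, 0.89]
[0.33, 0.12, 0.33, -0.03, 0.01, 0.89]
```

Request:
step_arm --moves '[0.3,0.2,0.3,0,0,0.9,-0.6,0.3,0.2,0.3,0,0,0.9,-0.6,0.3,0.2,0.3,0,0,0.9,-0.6,0.3,0.15,0.3,0,0,0.9,-0.6,0.3,0.1,0.3,0,0,0.9,-0.6,0.2,0.1,0.2,0,0,0.5,-0.6,0,0,0,0,0,0,-0.6]'

```text
time: 27.95
tool_pos: [464.2, -271.1, 94.9]
tcp_rot: [-3.124, 0.008, 0.192]
contact_force: [-0.2, -0.6, 0.5]
grip_width: 73.4
```

```bash
python3 go.py 467.2 -283.3 60 0.18; python3 fruit.py f1
```

```text
now [ 464.2 -271.1   94.9] yaw 0.1917 tilt -0.0172 0.0076 F [-0.2 -0.6  0.5] w 73.4 t 27.95 rows 3 j [-0.67, 0.51, 1.65, 0.01, 1.0, 0.7]
[0.02, 0.22, 0.58, -0.08, 0.04, 0.06]
[0.01, 0.22, 0.58, -0.08, 0.04, 0.06]
[0.01, 0.21, 0.58, -0.08, 0.04, 0.06]
scene lime [314.3 231.1] 96 ang_img -43 [11, 13] [ 538.7 -321.8]
scene lime [302.7 244.5] 131 ang_img 74 [12, 14] [ 465.6 -284.2]
scene lemon [274.6 242.4] 188 ang_img 84 [15, 16] [ 468.5 -189.3]
```

Request:
step_arm --moves '[0.1,0.5,0.3,-0.25,0.1,0.1,-0.6,0,0,0.3,0,0,0,-0.6,0,0,0,0,0,0,-0.6]'

```text
time: 28.3
tool_pos: [466.9, -279.5, 84.3]
tcp_rot: [3.141, 0.0, 0.191]
contact_force: [-1.0, 0.2, -0.6]
grip_width: 73.2
```

```bash
python3 go.py 467.2 -283.3 10 0.18
```

```text
now [ 466.9 -279.5   84.3] yaw 0.1914 tilt -0.0011 0.0002 F [-1.   0.2 -0.6] w 73.2 t 28.3 rows 5 j [-0.68, 0.53, 1.66, -0.0, 0.95, 0.7]
[0.0, 0.04, 0.74, 0.0, 0.0, 0.03]
[0.0, 0.04, 0.74, 0.0, 0.0, 0.03]
[0.0, 0.04, 0.74, 0.0, 0.0, 0.03]
[0.0, 0.04, 0.74, 0.0, 0.0, 0.03]
[0.0, 0.04, 0.74, 0.0, 0.0, 0.03]
```

Request:
step_arm --moves '[0,0.15,0.7,0,0,0,-0.6,0,0,0.7,0,0,0,-0.6,0,0,0.7,0,0,0,-0.6,0,0,0.6,0,0,0,-0.6,0,0,0,0,0,0,-0.6]'

```text
time: 28.72
tool_pos: [466.6, -281.3, 30.9]
tcp_rot: [3.141, -0.001, 0.195]
contact_force: [-0.3, 0.4, 0.2]
grip_width: 73.3
```

```bash
python3 go.py 467.2 -283.3 11 0.18; python3 -c "
from h import *
crop('scene',capture('scene'),260,200,350,290,6,'f2')"
```

```text
now [ 466.6 -281.3   30.9] yaw 0.195 tilt -0.0008 -0.0006 F [-0.3  0.4  0.2] w 73.3 t 28.72 rows 2 j [-0.68, 0.61, 1.7, -0.0, 0.83, 0.69]
[0.01, 0.05, 0.5, 0.01, 0.0, 0.11]
[0.01, 0.05, 0.5, 0.01, 0.0, 0.11]
```

View pics/f2.png

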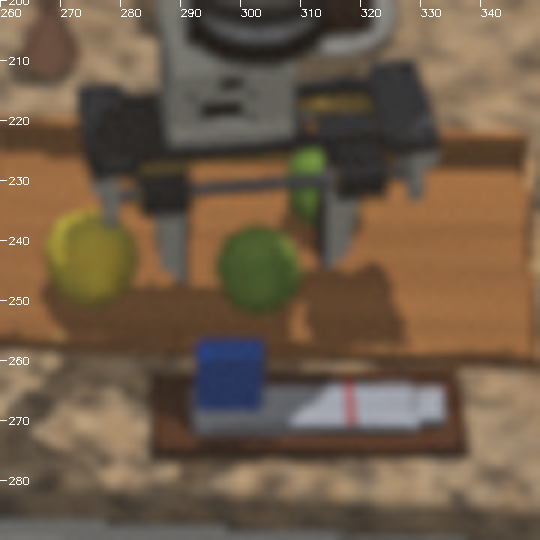

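Request:
step_arm --moves '[0,0,0.5,0,0,0,-0.6,0,0,0.4,0,0,0,-0.6,0,0,0,0,0,0,0,0,0,0,0,0,0,1,0,0,0,0,0,0,1,0,0,0,0,0,0,1,0,0,0,0,0,0,1]'

```text
time: 29.35
tool_pos: [468.2, -282.3, 15.5]
tcp_rot: [3.137, -0.004, 0.196]
contact_force: [-0.3, -0.4, -0.2]
grip_width: 45.6
```

Request:
step_arm --moves '[0,0,0,0,0,0,1,0,0,0,0,0,0,1]'

```text
time: 29.52
tool_pos: [468.4, -282.5, 15.9]
tcp_rot: [3.136, -0.005, 0.196]
contact_force: [0.6, 0.0, -0.8]
grip_width: 45.7
```

Request:
step_arm --moves '[0,0,0,0,0,0,-0.3,0,0,0,0,0,0,-0.3,0,0,0.35,0,0,0,-0.3,0,0,0,0,0,0,1,0,0,0,0,0,0,1,0,0,0,0,0,0,1,0,0,0,0,0,0,1,0,0,0,0,0,0,1]'

```text
time: 30.18
tool_pos: [468.5, -282.7, 8.5]
tcp_rot: [3.136, -0.005, 0.196]
contact_force: [0.1, 0.2, 0.4]
grip_width: 45.4
```

Request:
step_arm --moves '[0,0,-0.4,0,0,0,1,0,0,-0.8,0,0,0,1,0,0,-0.9,0,0,0,1,0,0,-0.9,0,0,0,1,0,0,-0.9,0,0,0,1,0,0,-0.9,0,0,0,1,0,0,-0.9,0,0,0,1,0,0,-0.5,0,0,0,1]'

```text
time: 30.85
tool_pos: [465.9, -280.4, 138.3]
tcp_rot: [3.141, -0.001, 0.196]
contact_force: [-0.3, -0.0, -1.7]
grip_width: 45.5
```

```bash
python3 go.py 402 258.6 145 0.18; python3 -c "
from h import *
crop('scene',capture('scene'),240,150,350,290,5,'f3')"
```

```text
now [ 465.9 -280.4  138.3] yaw 0.1959 tilt -0.0002 -0.0006 F [-0.3 -0.  -1.7] w 45.5 t 30.85 rows 31 j [-0.68, 0.46, 1.6, 0.0, 1.08, 0.69]
[0.07, -0.87, -0.01, 0.0, 0.0, 0.01]
[0.07, -0.87, -0.01, 0.0, 0.0, 0.01]
[0.07, -0.87, -0.01, 0.0, 0.0, 0.01]
[0.07, -0.87, -0.01, 0.0, 0.0, 0.01]
[0.07, -0.87, -0.01, 0.0, 0.0, 0.01]
[0.07, -0.87, -0.01, 0.0, 0.0, 0.01]
[0.07, -0.87, -0.01, 0.0, 0.0, 0.01]
[0.06, -0.87, -0.01, 0.0, 0.0, 0.01]
[0.06, -0.87, -0.01, 0.0, 0.0, 0.01]
[0.06, -0.87, -0.01, 0.0, 0.0, 0.01]
[0.06, -0.87, -0.01, 0.0, 0.0, 0.01]
[0.06, -0.87, -0.01, 0.0, 0.0, 0.01]
[0.06, -0.87, -0.01, 0.0, 0.0, 0.01]
[0.06, -0.87, -0.01, 0.0, 0.0, 0.01]
[0.06, -0.87, -0.01, 0.0, 0.0, 0.01]
[0.06, -0.87, -0.01, 0.0, 0.0, 0.01]
[0.06, -0.87, -0.01, 0.0, 0.0, 0.01]
[0.06, -0.87, -0.01, 0.0, 0.0, 0.01]
[0.06, -0.87, -0.01, 0.0, 0.0, 0.01]
[0.06, -0.87, -0.01, 0.0, 0.0, 0.01]
[0.06, -0.87, -0.01, 0.0, 0.0, 0.01]
[0.06, -0.87, -0.01, 0.0, 0.0, 0.01]
[0.06, -0.87, -0.01, 0.0, 0.0, 0.01]
[0.06, -0.87, -0.01, 0.0, 0.0, 0.01]
[0.06, -0.87, -0.01, 0.0, 0.0, 0.01]
[0.06, -0.87, -0.01, 0.0, 0.0, 0.01]
[0.06, -0.87, -0.01, 0.0, 0.0, 0.01]
[0.06, -0.87, -0.01, 0.0, 0.0, 0.01]
[0.06, -0.87, -0.01, 0.0, 0.0, 0.01]
[0.06, -0.87, -0.01, 0.0, 0.0, 0.01]
[0.05, -0.87, -0.01, 0.0, 0.0, 0.01]
```

View pics/f3.png

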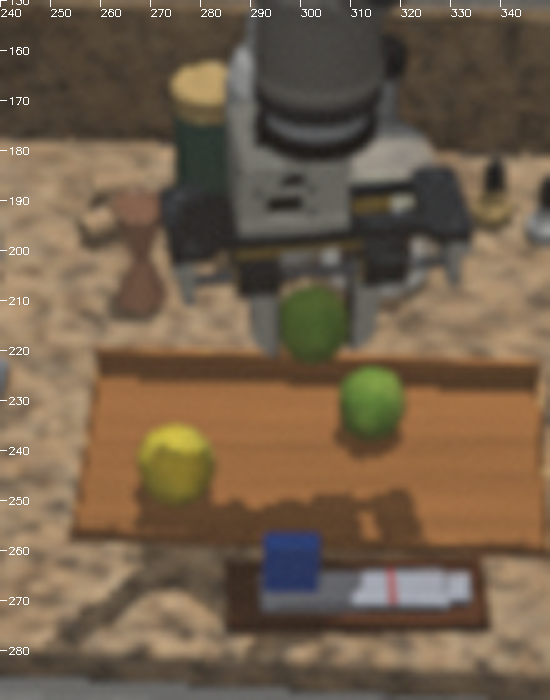

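Request:
step_arm --moves '[0.1,-0.5,0,0,0,0,1,0.12,-0.95,0,0,0,0,1,0.12,-0.95,0,0,0,0,1,0.12,-0.95,0,0,0,0,1,0.12,-0.95,0,0,0,0,1,0.12,-0.95,0,0,0,0,1,0.12,-0.95,0,0,0,0,1,0.12,-0.95,0,0,0,0,1]'

```text
time: 31.57
tool_pos: [453.6, -129.0, 136.6]
tcp_rot: [-3.141, 0.001, 0.19]
contact_force: [0.2, 0.1, -0.6]
grip_width: 45.3
```

Request:
step_arm --moves '[0.12,-0.95,0,0,0,0,1,0.12,-0.95,0,0,0,0,1,0.12,-0.95,0,0,0,0,1,0.12,-0.95,0,0,0,0,1,0.12,-0.95,0,0,0,0,1,0.12,-0.95,0,0,0,0,1,0.12,-0.95,0,0,0,0,1,0.12,-0.95,0,0,0,0,1]'

```text
time: 32.23
tool_pos: [434.3, 37.9, 131.3]
tcp_rot: [-3.134, 0.013, 0.191]
contact_force: [0.3, 0.3, -1.2]
grip_width: 45.7
```

```bash
python3 go.py 418.3 427.9 138 -.095|head -3
```

```text
now [434.3  37.9 131.3] yaw 0.1909 tilt -0.0076 0.0128 F [ 0.3  0.3 -1.2] w 45.7 t 32.23 rows 22 j [-0.09, 0.3, 1.88, 0.0, 0.97, 1.29]
[0.13, -0.88, -0.01, 0.0, 0.01, 0.19]
[0.12, -0.88, -0.01, 0.0, 0.01, 0.19]
```

Request:
step_arm --moves '[0.13,-0.92,0,0,0.05,-0.35,1,0.16,-0.92,0,0,0.05,-0.35,1,0.18,-0.92,0,0,0.05,-0.35,1,0.2,-0.91,0,0,0,-0.35,1,0.22,-0.91,0,0,0,-0.35,1,0.24,-0.9,0,0,0,-0.35,1,0.26,-0.9,0,0,0,-0.35,1,0.28,-0.89,0,0,0,-0.35,1]'

```text
time: 32.9
tool_pos: [415.0, 198.2, 127.0]
tcp_rot: [-3.128, 0.013, 0.396]
contact_force: [-0.2, -0.0, -0.5]
grip_width: 45.7
```

```bash
python3 go.py 418.3 427.9 138 .69
```

```text
now [415.  198.2 127. ] yaw 0.3965 tilt -0.0134 0.013 F [-0.2 -0.  -0.5] w 45.7 t 32.9 rows 13 j [0.27, 0.35, 1.83, 0.01, 0.98, 1.44]
[0.35, -0.81, -0.04, -0.02, 0.01, -0.32]
[0.37, -0.8, -0.04, -0.02, 0.01, -0.32]
[0.39, -0.79, -0.04, -0.02, 0.01, -0.32]
[0.41, -0.78, -0.04, -0.02, 0.01, -0.32]
[0.42, -0.78, -0.04, -0.02, 0.01, -0.32]
[0.44, -0.77, -0.04, -0.02, 0.01, -0.32]
[0.46, -0.76, -0.04, -0.02, 0.01, -0.32]
[0.48, -0.74, -0.04, -0.02, 0.01, -0.32]
[0.49, -0.73, -0.04, -0.02, 0.01, -0.32]
[0.51, -0.72, -0.04, -0.02, 0.01, -0.32]
[0.53, -0.71, -0.04, -0.02, 0.01, -0.32]
[0.54, -0.7, -0.04, -0.02, 0.01, -0.32]
[0.56, -0.69, -0.04, -0.02, 0.01, -0.32]
```

Request:
step_arm --moves '[0.35,-0.8,0,-0.05,0.05,-0.35,1,0.37,-0.8,0,-0.05,0.05,-0.35,1,0.4,-0.8,0,0,0,-0.35,1,0.4,-0.78,0,0,0,-0.35,1,0.42,-0.78,0,0,0,-0.35,1,0.44,-0.77,0,0,0,-0.35,1,0.46,-0.76,0,0,0,-0.35,1,0.48,-0.74,0,0,0,-0.35,1]'

```text
time: 33.57
tool_pos: [403.4, 347.8, 121.0]
tcp_rot: [-3.131, 0.019, 0.605]
contact_force: [0.5, -0.1, -0.6]
grip_width: 45.5
```

```bash
python3 go.py 418.3 427.9 100 .69; python3 -c "
from h import *
crop('top',capture('top'),100,190,260,270,5,'f4')"
```

```text
now [403.4 347.8 121. ] yaw 0.6047 tilt -0.0109 0.0189 F [ 0.5 -0.1 -0.6] w 45.5 t 33.57 rows 5 j [0.56, 0.47, 1.64, 0.01, 1.05, 1.52]
[0.58, -0.57, 0.21, -0.03, 0.05, -0.24]
[0.59, -0.56, 0.21, -0.03, 0.05, -0.24]
[0.6, -0.55, 0.21, -0.03, 0.05, -0.24]
[0.61, -0.54, 0.21, -0.03, 0.05, -0.24]
[0.62, -0.53, 0.21, -0.03, 0.05, -0.24]
```

View pics/f4.png

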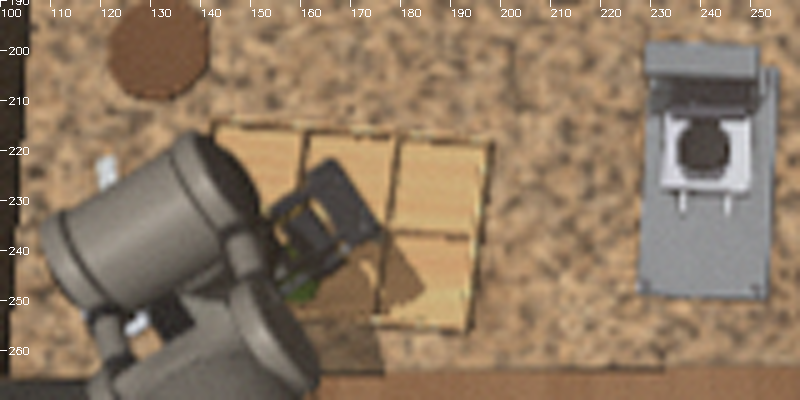

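Request:
step_arm --moves '[0.58,-0.56,0.1,-0.05,0.1,-0.25,1,0.58,-0.56,0.1,-0.05,0.1,-0.25,1,0.6,-0.55,0.1,0,0.05,-0.25,1,0.6,-0.5,0.1,0,0,-0.25,1,0.4,-0.3,0.1,0,0,0,1,0,0,0,0,0,0,1]'

```text
time: 34.12
tool_pos: [411.1, 426.3, 105.5]
tcp_rot: [-3.135, 0.009, 0.682]
contact_force: [0.0, 0.0, -1.7]
grip_width: 45.5
```

```bash
python3 go.py 418.3 427.9 60 .69; python3 -c "
from h import *
crop('scene',capture('scene'),40,150,190,290,5,'f5')"
```

```text
now [411.1 426.3 105.5] yaw 0.6824 tilt -0.0063 0.0088 F [ 0.   0.  -1.7] w 45.5 t 34.12 rows 3 j [0.67, 0.58, 1.49, 0.01, 1.08, 1.56]
[0.12, 0.06, 0.76, -0.03, 0.04, -0.04]
[0.11, 0.06, 0.76, -0.03, 0.04, -0.04]
[0.11, 0.06, 0.76, -0.03, 0.04, -0.04]
```

View pics/f5.png

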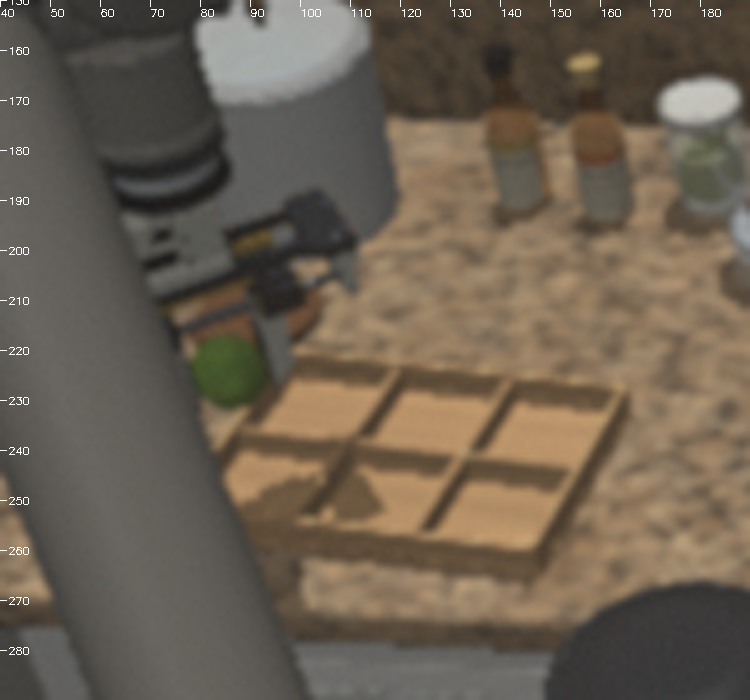

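Request:
step_arm --moves '[0.3,0.15,0.6,-0.1,0.1,0,1,0.05,0.05,0.7,0,0,0,1,0,0,0.7,0,0,0,1,0,0,0.3,0,0,0,1,0,0,0,0,0,0,1]'

```text
time: 34.58
tool_pos: [417.3, 422.6, 57.9]
tcp_rot: [3.139, 0.006, 0.679]
contact_force: [-0.2, 0.2, -0.2]
grip_width: 45.6
```

```bash
python3 go.py 418.3 427.9 22 .69; python3 -c "
from h import *
crop('top',capture('top'),100,200,220,265,6,'f6')"
```

```text
now [417.3 422.6  57.9] yaw 0.679 tilt -0.0021 0.0056 F [-0.2  0.2 -0.2] w 45.6 t 34.58 rows 3 j [0.66, 0.64, 1.53, -0.0, 0.98, 1.56]
[0.07, -0.06, 0.6, 0.01, 0.03, -0.05]
[0.07, -0.06, 0.6, 0.01, 0.03, -0.05]
[0.07, -0.06, 0.6, 0.01, 0.03, -0.05]
```

View pics/f6.png

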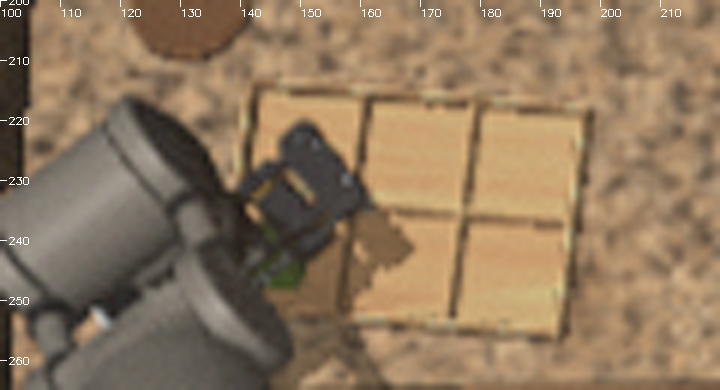

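Request:
step_arm --moves '[0.2,-0.2,0.5,0,0,0,1,0,0,0.6,0,0,0,1,0,0,0,0,0,0,1]'

```text
time: 34.88
tool_pos: [419.0, 428.8, 36.9]
tcp_rot: [3.139, 0.002, 0.678]
contact_force: [-0.5, -0.5, -0.8]
grip_width: 45.7
```

Request:
step_arm --moves '[0,0,0.4,0,0,0,1,0,0,0,0,0,0,1]'

```text
time: 35.05
tool_pos: [419.0, 428.9, 27.9]
tcp_rot: [3.139, 0.002, 0.678]
contact_force: [-1.0, 0.3, -0.3]
grip_width: 45.1
```

Request:
step_arm --moves '[0,0,0.3,0,0,0,1,0,0,0,0,0,0,1]'

```text
time: 35.22
tool_pos: [418.9, 428.9, 21.3]
tcp_rot: [3.139, 0.002, 0.678]
contact_force: [0.1, 0.0, 0.1]
grip_width: 45.4
```

Request:
step_arm --moves '[0,0,0.25,0,0,0,1,0,0,0,0,0,0,1]'

```text
time: 35.38
tool_pos: [419.0, 429.0, 15.9]
tcp_rot: [3.139, 0.002, 0.678]
contact_force: [0.3, -1.3, -1.0]
grip_width: 45.2
```

Request:
step_arm --moves '[0,0,0,0,0,0,-0.12,0,0,0,0,0,0,-0.12,0,0,0,0,0,0,-0.12,0,0,-0.4,0,0,0,-0.12,0,0,-0.8,0,0,0,-0.2,0,0,-0.8,0,0,0,-0.5,0,0,-0.9,0,0,0,-0.6,0,0,-0.9,0,0,0,-0.6]'

```text
time: 36.05
tool_pos: [417.6, 428.0, 93.7]
tcp_rot: [3.139, 0.007, 0.678]
contact_force: [0.6, 0.8, -0.6]
grip_width: 70.0
```

Request:
step_arm --moves '[0,0,-0.9,0,0,0,-0.6,0,0,-0.9,0,0,0,-0.6,0,0.9,0,0,0,0,-0.6,0,0.9,0,0,0,0,-0.6,0,0.9,0,0,0,0,-0.6,0,0.9,0,0,0,0,-0.6,0,0.9,0,0,0,0.3,-0.6,0,0.9,0,0,0,0.3,-0.6]'

```text
time: 36.72
tool_pos: [488.3, 346.6, 146.6]
tcp_rot: [3.14, -0.013, 0.642]
contact_force: [-0.1, -0.1, -0.2]
grip_width: 73.3
```

```bash
python3 go.py 468.5 -189 130 .22|head -4; python3 fruit.py f7;python3 -c "
from h import *
crop('top',cv2.imread('pics/top_f7.png')[:,:,::-1],100,200,220,265,6,'f7')"
```

```text
now [488.3 346.6 146.6] yaw 0.6421 tilt -0.0019 -0.0128 F [-0.1 -0.1 -0.2] w 73.3 t 36.72 rows 30 j [0.49, 0.54, 1.44, 0.0, 1.15, 1.42]
[-0.56, 0.7, 0.02, 0.0, -0.01, 0.2]
[-0.55, 0.7, 0.02, 0.0, -0.01, 0.2]
[-0.54, 0.71, 0.02, 0.0, -0.01, 0.2]
top lime [313.1 212.1] 79 ang_img -85 [9, 11] [ 544.4 -319.1]
top lemon [284.8 229.2] 122 ang_img 76 [12, 15] [ 468.3 -188.6]
scene lime [313.9 229.7] 129 ang_img -84 [11, 14] [ 546.6 -320.1]
scene lime [ 96.2 243. ] 35 ang_img 75 [5, 11] [427.1 418.9]
scene lemon [274.8 242.3] 192 ang_img 81 [15, 16] [ 469. -190.]
```

View pics/f7.png

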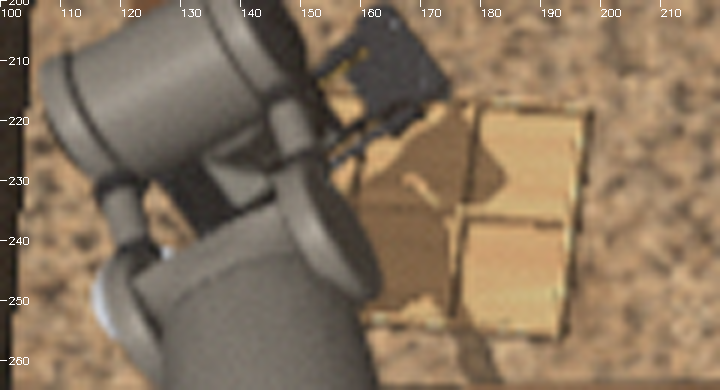

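Request:
step_arm --moves '[-0.58,0.74,0,0,-0.05,0.3,-0.6,-0.56,0.75,0,0,-0.05,0.3,-0.6,-0.55,0.76,0,0,-0.05,0.3,-0.6,-0.53,0.78,0,0,-0.05,0.3,-0.6,-0.52,0.8,0,0,0,0.3,-0.6,-0.5,0.8,0,0,0,0.3,-0.6,-0.48,0.8,0,0,0,0.3,-0.6,-0.46,0.82,0,0,0,0.3,-0.6]'

```text
time: 37.48
tool_pos: [483.1, 196.7, 150.8]
tcp_rot: [-3.141, -0.005, 0.474]
contact_force: [1.0, 0.8, -0.1]
grip_width: 73.3
```

Request:
step_arm --moves '[-0.46,0.82,0,0,0,0.3,-0.6,-0.44,0.84,0,0,0,0.3,-0.6,-0.42,0.84,0,0,0,0.3,-0.6,-0.4,0.85,0,0,0,0.3,-0.6,-0.38,0.86,0,0,0,0.3,-0.6,-0.36,0.87,0,0,0,0.3,-0.6,-0.35,0.88,0,0,0,0.3,-0.6,-0.33,0.88,0,0,0,0.3,-0.6]'

```text
time: 38.15
tool_pos: [476.3, 45.3, 155.3]
tcp_rot: [-3.138, -0.012, 0.307]
contact_force: [0.5, 0.0, 0.2]
grip_width: 73.5
```

```bash
python3 go.py 468.5 -189 110 .22
```

```text
now [476.3  45.3 155.3] yaw 0.3068 tilt -0.0031 -0.0115 F [0.5 0.  0.2] w 73.5 t 38.15 rows 14 j [-0.07, 0.33, 1.76, 0.01, 1.04, 1.19]
[-0.28, 0.79, 0.16, 0.0, -0.01, 0.09]
[-0.28, 0.79, 0.16, 0.0, -0.01, 0.09]
[-0.27, 0.79, 0.16, 0.0, -0.01, 0.09]
[-0.27, 0.79, 0.16, 0.0, -0.01, 0.09]
[-0.26, 0.8, 0.16, 0.0, -0.01, 0.09]
[-0.26, 0.8, 0.16, 0.0, -0.01, 0.09]
[-0.25, 0.8, 0.16, 0.0, -0.01, 0.09]
[-0.25, 0.8, 0.16, 0.0, -0.01, 0.09]
[-0.24, 0.8, 0.16, 0.0, -0.01, 0.09]
[-0.24, 0.8, 0.16, 0.0, -0.01, 0.09]
[-0.23, 0.81, 0.16, 0.0, -0.01, 0.09]
[-0.23, 0.81, 0.16, 0.0, -0.01, 0.09]
[-0.22, 0.81, 0.16, 0.0, -0.01, 0.09]
[-0.21, 0.81, 0.16, 0.0, -0.01, 0.09]
```

Request:
step_arm --moves '[-0.28,0.85,0,0,-0.05,0.1,-0.6,-0.28,0.85,0,0,-0.05,0.1,-0.6,-0.28,0.85,0,0,-0.05,0.1,-0.6,-0.27,0.85,0.1,0,0,0.1,-0.6,-0.26,0.85,0.1,0,0,0.1,-0.6,-0.26,0.85,0.2,0,0,0.1,-0.6,-0.25,0.85,0.2,0,0,0.1,-0.6,-0.24,0.85,0.2,0,0,0.1,-0.6]'

```text
time: 38.82
tool_pos: [474.1, -98.4, 144.3]
tcp_rot: [-3.14, -0.009, 0.255]
contact_force: [-0.3, 0.2, -0.7]
grip_width: 73.6
```

```bash
python3 go.py 468.5 -189 100 .22; python3 fruit.py f8
```

```text
now [474.1 -98.4 144.3] yaw 0.255 tilt -0.0016 -0.0092 F [-0.3  0.2 -0.7] w 73.6 t 38.82 rows 6 j [-0.37, 0.35, 1.76, 0.01, 1.02, 0.94]
[-0.24, 0.72, 0.37, 0.0, -0.02, 0.08]
[-0.23, 0.72, 0.37, 0.0, -0.02, 0.08]
[-0.23, 0.72, 0.37, 0.0, -0.02, 0.08]
[-0.22, 0.72, 0.37, 0.0, -0.02, 0.08]
[-0.22, 0.72, 0.37, 0.0, -0.02, 0.08]
[-0.22, 0.73, 0.37, 0.0, -0.02, 0.08]
top lime [313.2 212.2] 80 ang_img -88 [9, 11] [ 544.1 -319.2]
top lime [147.2 242.6] 88 ang_img 45 [11, 10] [418.4 430.7]
top lemon [285.2 230.2] 97 ang_img -76 [11, 12] [ 463.6 -190.6]
scene lime [313.9 229.8] 129 ang_img -83 [11, 14] [ 546.1 -320. ]
scene lime [ 91.8 243.8] 150 ang_img 32 [14, 13] [422.  432.5]
scene lemon [274.9 242.3] 192 ang_img -83 [15, 16] [ 468.7 -190.1]
```

Request:
step_arm --moves '[-0.24,0.72,0.3,0,-0.05,0.1,-0.6,-0.24,0.72,0.3,0,-0.05,0.1,-0.6,-0.24,0.72,0.3,0,0,0.1,-0.6,-0.22,0.7,0.3,0,0,0.1,-0.6,-0.2,0.5,0.3,0,0,0,-0.6,0,0.2,0.2,0,0,0,-0.6,0,0,0,0,0,0,-0.6]'

```text
time: 39.5
tool_pos: [470.7, -169.5, 111.7]
tcp_rot: [-3.139, -0.006, 0.23]
contact_force: [-0.2, 0.0, 0.5]
grip_width: 73.6
```

```bash
python3 go.py 468.5 -189.5 70 .22
```

```text
now [ 470.7 -169.5  111.7] yaw 0.2297 tilt -0.0024 -0.0059 F [-0.2  0.   0.5] w 73.6 t 39.5 rows 3 j [-0.5, 0.42, 1.75, 0.01, 0.96, 0.83]
[-0.12, 0.32, 0.69, -0.01, -0.03, 0.05]
[-0.11, 0.32, 0.69, -0.01, -0.03, 0.05]
[-0.11, 0.32, 0.69, -0.01, -0.03, 0.05]
```

Request:
step_arm --moves '[-0.3,0.8,0.3,0,-0.1,0,-0.6,0,0.1,0.5,0,0,0,-0.6,0,0,0.4,0,0,0,-0.6,0,0,0,0,0,0,-0.6]'

```text
time: 39.83
tool_pos: [470.0, -185.3, 87.2]
tcp_rot: [-3.138, -0.0, 0.232]
contact_force: [-0.5, 0.9, -0.5]
grip_width: 73.4
```

```bash
python3 go.py 468.5 -189.5 10 .22
```

```text
now [ 470.  -185.3   87.2] yaw 0.2321 tilt -0.0031 -0.0004 F [-0.5  0.9 -0.5] w 73.4 t 39.83 rows 5 j [-0.53, 0.47, 1.76, 0.0, 0.91, 0.81]
[-0.02, 0.04, 0.77, -0.01, 0.0, 0.03]
[-0.02, 0.04, 0.77, -0.01, 0.0, 0.03]
[-0.02, 0.04, 0.77, -0.01, 0.0, 0.03]
[-0.02, 0.04, 0.77, -0.01, 0.0, 0.03]
[-0.02, 0.04, 0.77, -0.01, 0.0, 0.03]
```

Request:
step_arm --moves '[-0.05,0.25,0.3,0,0,0,-0.6,0,0,0.8,0,0,0,-0.6,0,0,0.7,0,0,0,-0.6,0,0,0.3,0,0,0,-0.6,0,0,0,0,0,0,-0.6]'

```text
time: 40.25
tool_pos: [471.2, -188.1, 43.5]
tcp_rot: [-3.139, -0.002, 0.235]
contact_force: [-0.8, 0.2, -1.0]
grip_width: 73.4
```

```bash
python3 go.py 468.5 -189.5 10 .22;python3 -c "
from h import *
crop('scene',capture('scene'),240,200,330,270,6,'f9')"
```

```text
now [ 471.2 -188.1   43.5] yaw 0.2353 tilt -0.003 -0.0018 F [-0.8  0.2 -1. ] w 73.4 t 40.25 rows 2 j [-0.53, 0.54, 1.8, 0.0, 0.81, 0.8]
[-0.07, 0.02, 0.84, -0.02, -0.01, 0.11]
[-0.07, 0.02, 0.84, -0.02, -0.01, 0.11]
```

View pics/f9.png

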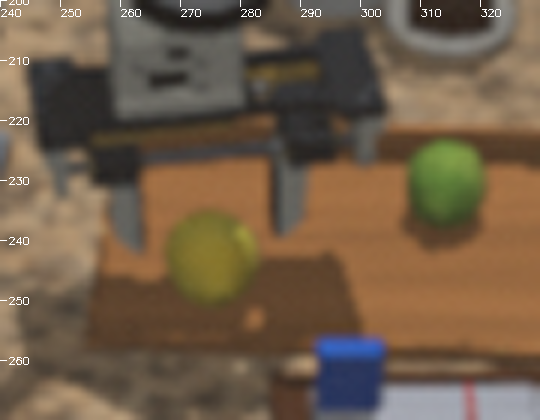

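Request:
step_arm --moves '[-0.1,0.05,0.8,0,0,0,-0.6,0,0,0.6,0,0,0,-0.6,0,0,0.2,0,0,0,-0.6,0,0,0,0,0,0,1,0,0,0,0,0,0,1,0,0,0,0,0,0,1,0,0,0,0,0,0,1,0,0,0,0,0,0,1]'

```text
time: 40.97
tool_pos: [473.3, -190.8, 16.5]
tcp_rot: [3.138, -0.009, 0.236]
contact_force: [-0.2, -0.7, -1.5]
grip_width: 50.5
```

Request:
step_arm --moves '[0,0,0,0,0,0,1,0,0,0,0,0,0,1]'

```text
time: 41.13
tool_pos: [473.6, -190.9, 17.2]
tcp_rot: [3.137, -0.01, 0.237]
contact_force: [-0.3, 0.9, -0.6]
grip_width: 50.6
```

Request:
step_arm --moves '[-0.15,0,0,0,-0.1,0,-0.4,0,0,0,0,0,0,-0.4,0,0,0.4,0,0,0,-0.4,0,0,0,0,0,0,1,0,0,0,0,0,0,1,0,0,0,0,0,0,1,0,0,0,0,0,0,1,0,0,0,0,0,0,1]'

```text
time: 41.8
tool_pos: [470.5, -192.0, 8.7]
tcp_rot: [3.137, -0.002, 0.237]
contact_force: [-0.4, -0.1, 0.1]
grip_width: 50.7
```

Request:
step_arm --moves '[0,0,-0.4,0,0,0,1,0,0,-0.8,0,0,0,1,0,0,-0.9,0,0,0,1,0,0,-0.9,0,0,0,1,0,0,-0.9,0,0,0,1,0,0,-0.9,0,0,0,1,0,0,-0.9,0,0,0,1,0,-0.5,-0.5,0,0,0,1]'

```text
time: 42.47
tool_pos: [466.0, -181.3, 138.4]
tcp_rot: [3.141, 0.002, 0.235]
contact_force: [0.0, -0.5, -0.7]
grip_width: 50.2
```

```bash
python3 go.py 494.8 335.2 145 .69|head -3; python3 -c "
from h import *
crop('scene',capture('scene'),240,150,330,270,5,'f10')"
```

```text
now [ 466.  -181.3  138.4] yaw 0.2352 tilt -0.0005 0.0022 F [ 0.  -0.5 -0.7] w 50.2 t 42.47 rows 29 j [-0.52, 0.39, 1.72, -0.0, 1.03, 0.81]
[0.26, -0.85, -0.01, 0.0, 0.0, -0.22]
[0.27, -0.85, -0.01, 0.0, 0.0, -0.22]
```

View pics/f10.png

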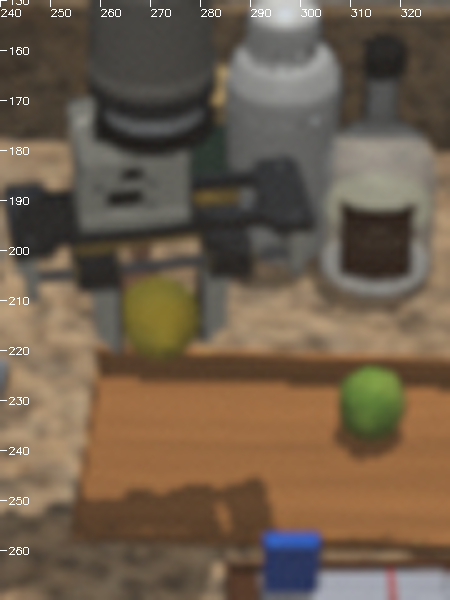

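Request:
step_arm --moves '[0.22,-0.92,-0.1,0,0,-0.2,1,0.23,-0.92,-0.05,0,0,-0.2,1,0.24,-0.92,-0.05,0,0,-0.2,1,0.25,-0.91,-0.05,0,0,-0.2,1,0.27,-0.91,-0.05,0,0,-0.2,1,0.28,-0.9,-0.05,0,0,-0.2,1,0.3,-0.9,-0.05,0,0,-0.2,1,0.31,-0.9,-0.05,0,0,-0.2,1]'

```text
time: 43.18
tool_pos: [460.0, -19.1, 146.2]
tcp_rot: [-3.138, 0.005, 0.349]
contact_force: [0.2, -0.8, -1.0]
grip_width: 50.6
```

Request:
step_arm --moves '[0.32,-0.89,-0.05,0,0,-0.2,1,0.33,-0.88,-0.05,0,0,-0.2,1,0.34,-0.88,-0.05,0,0,-0.2,1,0.36,-0.88,-0.05,0,0,-0.2,1,0.37,-0.87,-0.05,0,0,-0.2,1,0.38,-0.87,-0.05,0,0,-0.2,1,0.4,-0.86,-0.05,0,0,-0.2,1,0.4,-0.86,-0.05,0,0,-0.2,1]'

```text
time: 43.85
tool_pos: [450.1, 143.5, 149.6]
tcp_rot: [-3.131, 0.015, 0.47]
contact_force: [0.0, 1.2, -1.8]
grip_width: 50.6
```

```bash
python3 go.py 494.8 335.2 125 .69
```

```text
now [450.1 143.5 149.6] yaw 0.4697 tilt -0.0103 0.0154 F [ 0.   1.2 -1.8] w 50.6 t 43.85 rows 12 j [0.14, 0.34, 1.76, 0.01, 1.06, 1.24]
[0.53, -0.63, 0.1, -0.01, 0.02, -0.26]
[0.54, -0.62, 0.1, -0.01, 0.02, -0.26]
[0.55, -0.61, 0.1, -0.01, 0.02, -0.26]
[0.56, -0.6, 0.1, -0.01, 0.02, -0.26]
[0.57, -0.59, 0.1, -0.01, 0.02, -0.26]
[0.58, -0.58, 0.1, -0.01, 0.02, -0.26]
[0.59, -0.57, 0.1, -0.01, 0.02, -0.26]
[0.6, -0.55, 0.1, -0.01, 0.02, -0.26]
[0.61, -0.54, 0.1, -0.01, 0.02, -0.26]
[0.62, -0.53, 0.1, -0.01, 0.02, -0.26]
[0.63, -0.52, 0.1, -0.01, 0.02, -0.26]
[0.64, -0.51, 0.1, -0.01, 0.02, -0.26]
```

Request:
step_arm --moves '[0.53,-0.63,0,-0.05,0.05,-0.27,1,0.54,-0.62,0,-0.05,0.05,-0.27,1,0.55,-0.61,0,0,0.05,-0.27,1,0.56,-0.6,0,0,0.05,-0.27,1,0.57,-0.59,0,0,0,-0.27,1,0.58,-0.58,0,0,0,-0.27,1,0.59,-0.57,0,0,0,-0.27,1,0.6,-0.55,0,0,0,-0.27,1]'

```text
time: 44.52
tool_pos: [469.7, 280.8, 143.6]
tcp_rot: [-3.132, 0.012, 0.633]
contact_force: [0.4, -0.0, -0.8]
grip_width: 50.2
```

```bash
python3 go.py 494.8 335.2 100 .69
```

```text
now [469.7 280.8 143.6] yaw 0.6329 tilt -0.0092 0.0125 F [ 0.4 -0.  -0.8] w 50.2 t 44.52 rows 5 j [0.4, 0.47, 1.57, 0.01, 1.12, 1.33]
[0.53, -0.29, 0.43, -0.03, 0.03, -0.16]
[0.53, -0.28, 0.43, -0.03, 0.03, -0.16]
[0.53, -0.28, 0.43, -0.03, 0.03, -0.16]
[0.54, -0.27, 0.43, -0.03, 0.03, -0.16]
[0.54, -0.27, 0.43, -0.03, 0.03, -0.16]
```

Request:
step_arm --moves '[0.53,-0.29,0.2,-0.05,0.05,-0.16,1,0.53,-0.28,0.3,-0.05,0.05,-0.16,1,0.53,-0.28,0.4,0,0,-0.16,1,0.5,-0.25,0.4,0,0,-0.16,1,0.2,-0.1,0.4,0,0,0,1,0,0,0,0,0,0,1]'

```text
time: 45.02
tool_pos: [489.1, 333.2, 102.4]
tcp_rot: [-3.139, 0.01, 0.685]
contact_force: [-0.2, -0.4, -1.0]
grip_width: 50.2
```

```bash
python3 go.py 494.8 335.2 70 .69
```

```text
now [489.1 333.2 102.4] yaw 0.6847 tilt -0.003 0.0097 F [-0.2 -0.4 -1. ] w 50.2 t 45.02 rows 2 j [0.47, 0.59, 1.49, 0.0, 1.08, 1.35]
[0.15, 0.05, 0.81, -0.02, 0.07, -0.04]
[0.15, 0.05, 0.81, -0.02, 0.07, -0.04]
```

Request:
step_arm --moves '[0.25,0.1,0.6,0,0.1,0,1,0.05,0,0.7,0,0,0,1,0,0,0.5,0,0,0,1,0,0,0,0,0,0,1]'

```text
time: 45.35
tool_pos: [493.9, 333.8, 63.5]
tcp_rot: [-3.139, 0.006, 0.683]
contact_force: [-1.3, -0.2, -1.1]
grip_width: 50.7
```

```bash
python3 go.py 494.8 335.2 40 .69;python3 -c "
from h import *
crop('top',capture('top'),110,200,220,265,6,'f11t')
crop('scene',capture('scene'),40,180,190,280,5,'f11')"
```

```text
now [493.9 333.8  63.5] yaw 0.6835 tilt -0.0028 0.0055 F [-1.3 -0.2 -1.1] w 50.7 t 45.35 rows 2 j [0.47, 0.64, 1.52, 0.0, 0.99, 1.35]
[0.04, -0.01, 0.59, -0.02, 0.04, -0.05]
[0.04, -0.01, 0.59, -0.02, 0.04, -0.05]
```

View pics/f11.png

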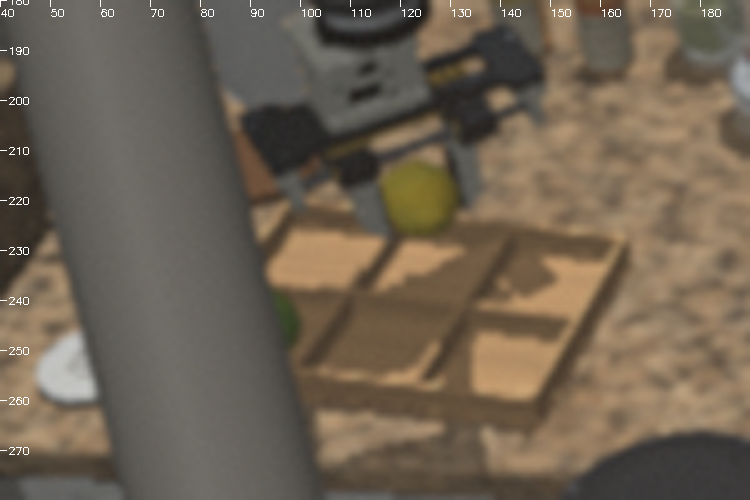

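View pics/f11t.png

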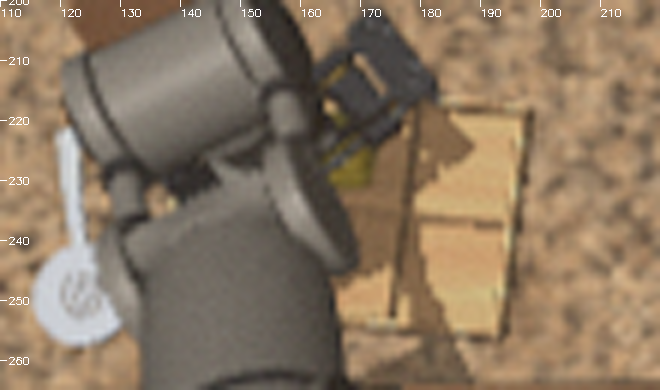

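Request:
step_arm --moves '[0.05,0,0.7,0,0,0,1,0,0,0.6,0,0,0,1,0,0,0,0,0,0,1]'

```text
time: 45.7
tool_pos: [497.2, 335.3, 41.6]
tcp_rot: [-3.141, -0.002, 0.683]
contact_force: [-1.0, -0.1, 0.1]
grip_width: 50.3
```

Request:
step_arm --moves '[0,0,0.4,0,0,0,1,0,0,0,0,0,0,1]'

```text
time: 45.87
tool_pos: [497.6, 335.4, 33.9]
tcp_rot: [-3.141, -0.004, 0.683]
contact_force: [-0.5, -1.0, -1.3]
grip_width: 50.2
```

Request:
step_arm --moves '[-0.1,-0.07,0.3,0,0,0,1,0,0,0.15,0,0,0,1,0,0,0,0,0,0,1]'

```text
time: 46.12
tool_pos: [495.5, 335.5, 25.1]
tcp_rot: [-3.141, -0.005, 0.683]
contact_force: [0.5, 0.2, -1.1]
grip_width: 50.2
```

Request:
step_arm --moves '[0,0,0.25,0,0,0,1,0,0,0,0,0,0,1,0,0,0,0,0,0,-0.2,0,0,0,0,0,0,-0.2,0,0,0,0,0,0,-0.2,0,0,-0.4,0,0,0,-0.2,0,0,-0.8,0,0,0,-0.3,0,0,-0.8,0,0,0,-0.6]'

```text
time: 46.78
tool_pos: [494.0, 334.7, 59.3]
tcp_rot: [-3.14, -0.0, 0.683]
contact_force: [0.2, 0.0, 0.1]
grip_width: 62.6
```

Request:
step_arm --moves '[0,0,-0.9,0,0,0,-0.6,0,0,-0.9,0,0,0,-0.6,0,0,-0.9,0,0,0,-0.6,0,0,-0.9,0,0,0,-0.6,-0.57,0.74,-0.3,0,0,0.2,-0.6,-0.57,0.74,0,0,0,0.3,-0.6,-0.57,0.75,0,0,0,0.3,-0.6,-0.56,0.76,0,0,0,0.3,-0.6]'

```text
time: 47.45
tool_pos: [497.1, 261.9, 152.7]
tcp_rot: [3.141, -0.017, 0.609]
contact_force: [0.5, -0.2, -0.4]
grip_width: 73.6
```

Request:
step_arm --moves '[-0.55,0.77,0,0,-0.05,0.3,-0.6,-0.54,0.78,0,0,-0.05,0.3,-0.6,-0.52,0.79,0,0,0,0.3,-0.6,-0.51,0.8,0,0,0,0.3,-0.6,-0.5,0.82,0,0,0,0.3,-0.6,-0.48,0.83,0,0,0,0.3,-0.6,-0.46,0.84,0,0,0,0.3,-0.6,-0.44,0.85,0,0,0,0.3,-0.6]'

```text
time: 48.12
tool_pos: [494.5, 102.7, 160.1]
tcp_rot: [3.14, -0.021, 0.434]
contact_force: [1.1, 0.2, -0.7]
grip_width: 73.4
```

```bash
python3 go.py 544.5 -319.5 140 -0.05|head -3; python3 fruit.py f12;python3 -c "
from h import *
crop('top',cv2.imread('pics/top_f12.png')[:,:,::-1],110,200,220,265,6,'f12t')
crop('scene',cv2.imread('pics/scene_f12.png')[:,:,::-1],40,200,190,280,5,'f12')"
```

```text
now [494.5 102.7 160.1] yaw 0.4337 tilt -0.002 -0.0212 F [ 1.1  0.2 -0.7] w 73.4 t 48.12 rows 24 j [0.05, 0.36, 1.7, 0.01, 1.06, 1.18]
[-0.28, 0.84, 0.04, 0.0, -0.01, 0.29]
[-0.26, 0.85, 0.04, 0.0, -0.01, 0.29]
top lime [313.2 212.1] 78 ang_img -88 [9, 11] [ 544.5 -319.4]
top lime [147.2 242.6] 89 ang_img 41 [11, 10] [418.4 430.9]
top lemon [168.5 225.4] 126 ang_img 45 [12, 12] [494.3 337. ]
scene lime [313.9 229.7] 129 ang_img -84 [11, 14] [ 546.6 -320.1]
scene lemon [125.8 230.5] 189 ang_img 17 [16, 15] [497.9 338. ]
```

View pics/f12.png

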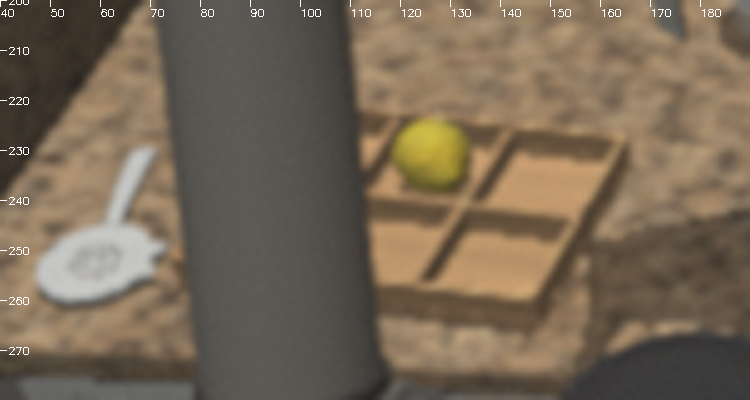

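Request:
step_arm --moves '[-0.29,0.88,0,0,-0.1,0.3,-0.6,-0.27,0.88,0,0,-0.05,0.3,-0.6,-0.25,0.89,0,0,-0.05,0.3,-0.6,-0.23,0.89,0,0,-0.05,0.3,-0.6,-0.2,0.9,0,0,0,0.3,-0.6,-0.18,0.9,0,0,0,0.3,-0.6,-0.16,0.9,0,0,0,0.3,-0.6,-0.14,0.9,0,0,0,0.3,-0.6]'

```text
time: 48.88
tool_pos: [514.6, -42.7, 165.5]
tcp_rot: [3.141, -0.011, 0.266]
contact_force: [0.4, -0.0, 0.5]
grip_width: 73.4
```

Request:
step_arm --moves '[-0.12,0.91,0,0,0,0.3,-0.6,-0.1,0.91,0,0,0,0.3,-0.6,-0.08,0.92,0,0,0,0.3,-0.6,-0.06,0.92,0,0,0,0.3,-0.6,-0.04,0.92,0,0,0,0.3,-0.6,-0.02,0.92,0,0,0,0.3,-0.6,0,0.92,0,0,0,0.3,-0.6,0,0.92,0,0,0,0.3,-0.6]'

```text
time: 49.55
tool_pos: [538.5, -189.4, 170.6]
tcp_rot: [-3.14, -0.018, 0.097]
contact_force: [0.2, -0.2, -0.3]
grip_width: 73.5
```

```bash
python3 go.py 544.5 -319.5 110 -0.08; python3 fruit.py f13
```

```text
now [ 538.5 -189.4  170.6] yaw 0.0973 tilt -0.0011 -0.0182 F [ 0.2 -0.2 -0.3] w 73.5 t 49.55 rows 8 j [-0.48, 0.46, 1.49, 0.01, 1.17, 0.99]
[-0.05, 0.81, 0.38, 0.0, -0.03, 0.32]
[-0.03, 0.81, 0.38, 0.0, -0.03, 0.32]
[-0.01, 0.81, 0.38, 0.0, -0.03, 0.32]
[0.01, 0.81, 0.38, 0.0, -0.03, 0.32]
[0.03, 0.81, 0.38, 0.0, -0.03, 0.32]
[0.05, 0.81, 0.38, 0.0, -0.03, 0.32]
[0.06, 0.81, 0.38, 0.0, -0.03, 0.32]
[0.08, 0.81, 0.38, 0.0, -0.03, 0.32]
top lime [313.2 212.2] 80 ang_img -86 [9, 11] [ 544.  -319.3]
top lime [147.2 242.6] 89 ang_img 41 [11, 10] [418.4 430.9]
top lemon [168.4 225.4] 125 ang_img 44 [12, 12] [494.5 337.3]
scene lime [313.8 229.7] 131 ang_img -84 [12, 14] [ 546.5 -319.9]
scene lime [ 91.8 243.8] 149 ang_img 31 [14, 13] [422.2 432.5]
```

Request:
step_arm --moves '[-0.05,0.8,0.3,0,-0.1,0.35,-0.6,-0.03,0.8,0.3,0,-0.05,0.35,-0.6,-0.01,0.8,0.3,0,-0.05,0.35,-0.6,0,0.8,0.3,0,0,0.35,-0.6,0.03,0.8,0.3,0,0,0.35,-0.6,0.05,0.7,0.3,0,0,0.3,-0.6,0.05,0.4,0.3,0,0,0.3,-0.6,0,0,0,0,0,0,-0.6]'

```text
time: 50.32
tool_pos: [543.2, -299.9, 123.7]
tcp_rot: [-3.139, -0.003, -0.082]
contact_force: [-0.2, 0.1, -0.3]
grip_width: 73.3
```

```bash
python3 go.py 545 -319.7 80 -0.08
```

```text
now [ 543.2 -299.9  123.7] yaw -0.082 tilt -0.0029 -0.0028 F [-0.2  0.1 -0.3] w 73.3 t 50.32 rows 3 j [-0.63, 0.6, 1.39, 0.0, 1.15, 1.02]
[0.05, 0.33, 0.73, -0.01, -0.01, -0.01]
[0.06, 0.33, 0.73, -0.01, -0.01, -0.01]
[0.06, 0.33, 0.73, -0.01, -0.01, -0.01]
```

Request:
step_arm --moves '[0.1,0.8,0.3,0,0,0,-0.6,0.05,0.1,0.6,0,0,0,-0.6,0,0,0.6,0,0,0,-0.6,0,0,0.4,0,0,0,-0.6,0,0,0,0,0,0,-0.6]'

```text
time: 50.73
tool_pos: [544.7, -319.7, 81.5]
tcp_rot: [-3.137, -0.002, -0.083]
contact_force: [-0.5, 0.8, -0.9]
grip_width: 73.6
```

```bash
python3 go.py 545 -319.7 10 -0.08
```

```text
now [ 544.7 -319.7   81.5] yaw -0.083 tilt -0.0042 -0.0022 F [-0.5  0.8 -0.9] w 73.6 t 50.73 rows 4 j [-0.65, 0.67, 1.39, 0.01, 1.08, 1.0]
[0.0, 0.0, 0.89, -0.02, -0.01, -0.01]
[0.0, 0.0, 0.89, -0.02, -0.01, -0.01]
[0.0, 0.0, 0.89, -0.02, -0.01, -0.01]
[0.0, 0.0, 0.89, -0.02, -0.01, -0.01]
```

```bash
python3 -c "
from h import *
print(ray('scene',316,208,0)[:2],ray('scene',290,207,0)[:2],ray('scene',268,213,0)[:2])"
```

```text
[ 709.00763336 -325.34465197] [ 709.18937642 -226.92232179] [ 666.6683832 -147.0771072]
```

Request:
step_arm --moves '[0,0,0.8,0,0,0,-0.6,0,0,0.8,0,0,0,-0.6,0,0,0.4,0,0,0,-0.6,0,0,0,0,0,0,-0.6]'

```text
time: 51.07
tool_pos: [545.6, -318.1, 40.4]
tcp_rot: [-3.137, -0.003, -0.081]
contact_force: [-0.4, 0.6, -0.8]
grip_width: 73.0
```

```bash
python3 go.py 545 -319.7 10 -0.08;python3 -c "
from h import *
crop('scene',capture('scene'),270,180,360,270,6,'f14')"
```

```text
now [ 545.6 -318.1   40.4] yaw -0.0809 tilt -0.0043 -0.003 F [-0.4  0.6 -0.8] w 73.0 t 51.07 rows 2 j [-0.65, 0.72, 1.43, 0.01, 1.0, 1.0]
[-0.01, 0.04, 0.76, -0.03, -0.02, -0.01]
[-0.01, 0.04, 0.76, -0.03, -0.02, -0.01]
```

View pics/f14.png

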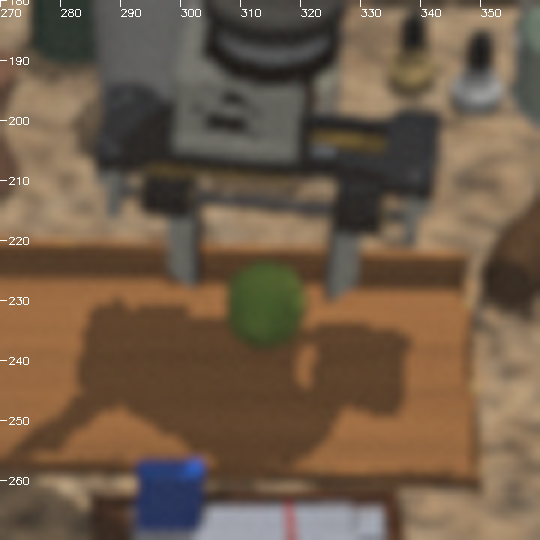

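Request:
step_arm --moves '[0,0.05,0.8,0,0,0,-0.6,0,0,0.7,0,0,0,-0.6,0,0,0.1,0,0,0,-0.6,0,0,0,0,0,0,1,0,0,0,0,0,0,1,0,0,0,0,0,0,1,0,0,0,0,0,0,1,0,0,0,0,0,0,1]'

```text
time: 51.78
tool_pos: [550.5, -321.2, 17.1]
tcp_rot: [3.139, -0.014, -0.079]
contact_force: [0.2, -0.4, -0.6]
grip_width: 45.1
```

Request:
step_arm --moves '[0,0,0,0,0,0,1,0,0,0,0,0,0,1]'

```text
time: 51.95
tool_pos: [550.8, -321.4, 18.1]
tcp_rot: [3.138, -0.016, -0.079]
contact_force: [-0.2, -0.2, -0.4]
grip_width: 45.2
```

Too high and slightly forward; re-seat lower as before.

Request:
step_arm --moves '[-0.25,0,0,0,-0.2,0,-0.4,0,0,0,0,0,0,-0.4,0,0,0.45,0,0,0,-0.4,0,0,0,0,0,0,1,0,0,0,0,0,0,1,0,0,0,0,0,0,1,0,0,0,0,0,0,1,0,0,0,0,0,0,1]'

```text
time: 52.62
tool_pos: [545.2, -321.2, 8.0]
tcp_rot: [3.138, 0.0, -0.079]
contact_force: [-0.7, -0.0, 1.5]
grip_width: 45.2
```

Request:
step_arm --moves '[0,0,-0.4,0,0,0,1,0,0,-0.8,0,0,0,1,0,0,-0.9,0,0,0,1,0,0,-0.9,0,0,0,1,0,0,-0.9,0,0,0,1,0,0,-0.9,0,0,0,1,-0.4,0,-0.9,0,0,0,1,-0.5,-0.5,-0.6,0,0,0,1]'

```text
time: 53.28
tool_pos: [527.1, -309.0, 139.0]
tcp_rot: [3.141, 0.005, -0.08]
contact_force: [0.4, 0.4, -0.4]
grip_width: 45.5
```

```bash
python3 go.py 402 258.6 145 .69|head -3; python3 -c "
from h import *
crop('scene',capture('scene'),240,150,350,270,5,'f15')"
```

```text
now [ 527.1 -309.   139. ] yaw -0.0796 tilt -0.0004 0.0048 F [ 0.4  0.4 -0.4] w 45.5 t 53.28 rows 33 j [-0.65, 0.58, 1.39, -0.0, 1.18, 1.0]
[-0.26, -0.84, -0.01, 0.0, 0.0, -0.33]
[-0.24, -0.85, -0.01, 0.0, 0.0, -0.33]
```

View pics/f15.png

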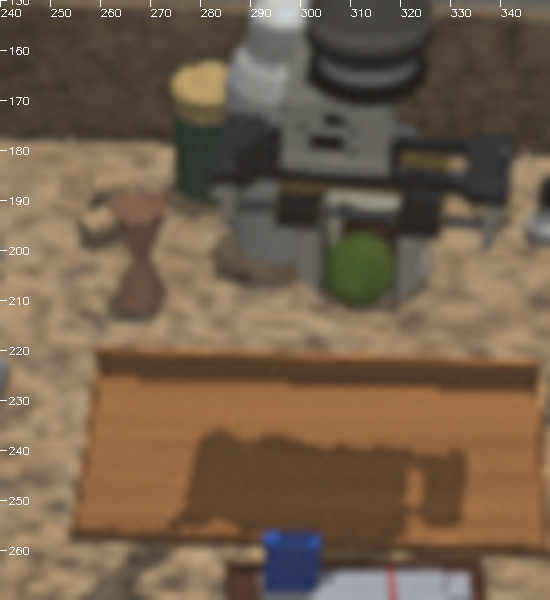

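Request:
step_arm --moves '[-0.28,-0.88,-0.05,0,0,-0.35,1,-0.26,-0.89,-0.05,0,0,-0.35,1,-0.24,-0.9,-0.05,0,0,-0.35,1,-0.22,-0.9,-0.05,0,0,-0.35,1,-0.2,-0.91,-0.05,0,0,-0.35,1,-0.17,-0.91,-0.05,0,0,-0.35,1,-0.15,-0.92,-0.05,0,0,-0.35,1,-0.12,-0.92,-0.05,0,0,-0.35,1]'

```text
time: 54.0
tool_pos: [491.6, -159.8, 152.7]
tcp_rot: [3.137, -0.002, 0.121]
contact_force: [0.2, 0.8, -0.6]
grip_width: 45.4
```

Request:
step_arm --moves '[-0.1,-0.92,-0.05,0,0,-0.35,1,-0.08,-0.93,-0.05,0,0,-0.35,1,-0.06,-0.93,-0.05,0,0,-0.35,1,-0.04,-0.93,-0.05,0,0,-0.35,1,-0.02,-0.93,-0.05,0,0,-0.35,1,0,-0.93,-0.05,0,0,-0.35,1,0.03,-0.93,-0.05,0,0,-0.35,1,0.05,-0.93,-0.05,0,0,-0.35,1]'

```text
time: 54.67
tool_pos: [454.1, -7.8, 161.5]
tcp_rot: [3.137, -0.002, 0.327]
contact_force: [0.6, -0.4, 0.7]
grip_width: 45.3
```

```bash
python3 go.py 402 258.6 130 .69
```

```text
now [454.1  -7.8 161.5] yaw 0.3266 tilt -0.0048 -0.0022 F [ 0.6 -0.4  0.7] w 45.3 t 54.67 rows 16 j [-0.18, 0.28, 1.81, -0.0, 1.04, 1.06]
[0.11, -0.84, 0.09, 0.0, 0.0, -0.33]
[0.13, -0.84, 0.09, 0.0, 0.0, -0.33]
[0.15, -0.84, 0.1, 0.0, 0.0, -0.33]
[0.17, -0.83, 0.1, 0.0, 0.0, -0.33]
[0.19, -0.83, 0.1, 0.0, 0.0, -0.33]
[0.21, -0.82, 0.1, 0.0, 0.0, -0.33]
[0.23, -0.82, 0.1, 0.0, 0.0, -0.33]
[0.24, -0.81, 0.1, 0.0, 0.0, -0.33]
[0.26, -0.81, 0.1, 0.0, 0.0, -0.33]
[0.28, -0.8, 0.1, 0.0, 0.0, -0.33]
[0.3, -0.79, 0.1, 0.0, 0.0, -0.33]
[0.32, -0.79, 0.1, 0.0, 0.0, -0.33]
[0.34, -0.78, 0.1, 0.0, 0.0, -0.33]
[0.35, -0.77, 0.1, 0.0, 0.0, -0.33]
[0.37, -0.76, 0.1, 0.0, 0.0, -0.33]
[0.39, -0.75, 0.1, 0.0, 0.0, -0.33]
```

Request:
step_arm --moves '[0.12,-0.86,0,0,0,-0.35,1,0.14,-0.86,0,0,0,-0.35,1,0.16,-0.86,0,0,0,-0.35,1,0.18,-0.85,0,0,0,-0.35,1,0.2,-0.85,0,0,0,-0.35,1,0.22,-0.84,0,0,0,-0.35,1,0.24,-0.84,0,0,0,-0.35,1,0.26,-0.83,0,0,0,-0.35,1]'

```text
time: 55.33
tool_pos: [425.1, 136.4, 162.7]
tcp_rot: [3.136, -0.004, 0.533]
contact_force: [0.2, -0.3, 0.1]
grip_width: 45.2
```

```bash
python3 go.py 402 258.6 120 .69
```

```text
now [425.1 136.4 162.7] yaw 0.5328 tilt -0.006 -0.0038 F [ 0.2 -0.3  0.1] w 45.2 t 55.33 rows 8 j [0.14, 0.27, 1.83, -0.0, 1.04, 1.18]
[0.26, -0.73, 0.26, 0.01, -0.01, -0.28]
[0.28, -0.73, 0.26, 0.01, -0.01, -0.28]
[0.29, -0.72, 0.26, 0.01, -0.01, -0.28]
[0.31, -0.72, 0.27, 0.01, -0.01, -0.28]
[0.32, -0.71, 0.27, 0.01, -0.01, -0.28]
[0.33, -0.7, 0.27, 0.01, -0.01, -0.28]
[0.35, -0.7, 0.27, 0.01, -0.01, -0.28]
[0.36, -0.69, 0.27, 0.01, -0.01, -0.28]
```

Request:
step_arm --moves '[0.27,-0.73,0.2,0,0,-0.3,1,0.29,-0.73,0.2,0,0,-0.3,1,0.3,-0.72,0.25,0,0,-0.3,1,0.31,-0.72,0.25,0,0,-0.3,1,0.33,-0.7,0.25,0,0,-0.3,1,0.34,-0.7,0.25,0,0,-0.3,1,0.3,-0.5,0.2,0,0,-0.2,1,0,0,0,0,0,0,1]'

```text
time: 56.0
tool_pos: [405.3, 248.4, 130.7]
tcp_rot: [3.135, -0.007, 0.685]
contact_force: [0.1, -0.7, -1.1]
grip_width: 45.1
```

```bash
python3 go.py 402 258.6 80 .69
```

```text
now [405.3 248.4 130.7] yaw 0.6847 tilt -0.0071 -0.0067 F [ 0.1 -0.7 -1.1] w 45.1 t 56.0 rows 3 j [0.39, 0.36, 1.8, -0.01, 0.98, 1.28]
[0.06, -0.17, 0.84, 0.03, -0.03, -0.03]
[0.06, -0.17, 0.84, 0.03, -0.03, -0.03]
[0.06, -0.17, 0.84, 0.03, -0.03, -0.03]
```

Request:
step_arm --moves '[0.15,-0.35,0.5,0.05,-0.1,0,1,0,0,0.8,0,0,0,1,0,0,0.7,0,0,0,1,0,0,0.5,0,0,0,1,0,0,0,0,0,0,1]'

```text
time: 56.42
tool_pos: [404.0, 256.4, 78.3]
tcp_rot: [3.138, -0.001, 0.683]
contact_force: [-0.9, -1.5, -0.6]
grip_width: 45.2
```

```bash
python3 go.py 402 258.6 40 .69;python3 -c "
from h import *
crop('top',capture('top'),130,205,230,265,7,'f16t')
crop('scene',capture('scene'),80,180,220,280,5,'f16')"
```

```text
now [404.  256.4  78.3] yaw 0.6831 tilt -0.0037 -0.0007 F [-0.9 -1.5 -0.6] w 45.2 t 56.42 rows 3 j [0.41, 0.44, 1.85, -0.0, 0.85, 1.3]
[0.0, -0.05, 0.64, 0.02, 0.0, -0.03]
[0.0, -0.05, 0.64, 0.02, 0.0, -0.03]
[0.0, -0.05, 0.64, 0.02, 0.0, -0.03]
```

View pics/f16.png

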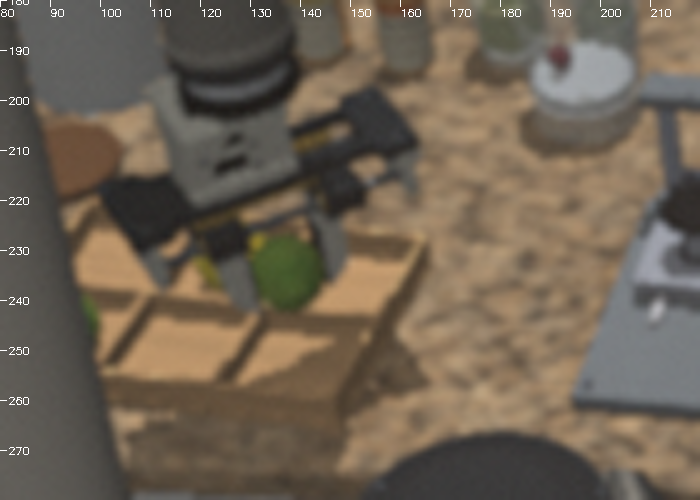

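View pics/f16t.png

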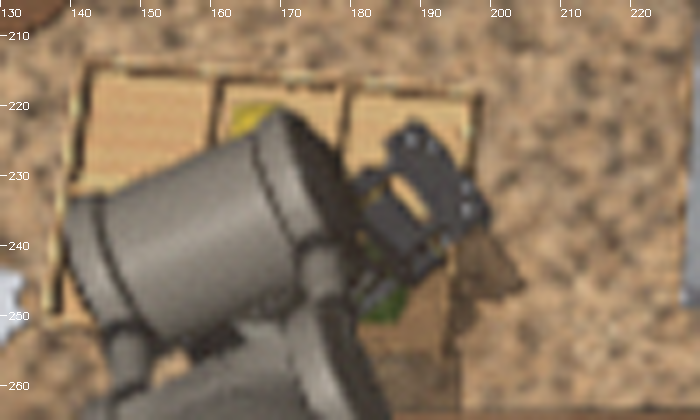

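Request:
step_arm --moves '[0,-0.12,0.6,0,0,0,1,0,0,0.8,0,0,0,1,0,0,0.5,0,0,0,1,0,0,0,0,0,0,1]'

```text
time: 56.85
tool_pos: [406.9, 259.3, 44.2]
tcp_rot: [3.135, -0.011, 0.681]
contact_force: [-0.4, -0.7, -0.1]
grip_width: 45.3
```

```bash
python3 go.py 402 258.6 18 .69
```

```text
now [406.9 259.3  44.2] yaw 0.6809 tilt -0.0064 -0.0107 F [-0.4 -0.7 -0.1] w 45.3 t 56.85 rows 2 j [0.41, 0.5, 1.87, -0.0, 0.76, 1.3]
[-0.11, -0.07, 0.65, 0.05, -0.08, -0.07]
[-0.11, -0.07, 0.66, 0.05, -0.08, -0.07]
```

Request:
step_arm --moves '[-0.25,-0.15,0.2,0.05,-0.15,-0.1,1,0,0,0.3,0,0,0,1,0,0,0,0,0,0,1]'

```text
time: 57.1
tool_pos: [402.1, 258.6, 35.5]
tcp_rot: [3.138, -0.002, 0.688]
contact_force: [0.0, 0.3, -0.5]
grip_width: 45.4
```

```bash
python3 go.py 402 258.6 18 .69
```

```text
now [402.1 258.6  35.5] yaw 0.6876 tilt -0.0035 -0.0023 F [ 0.   0.3 -0.5] w 45.4 t 57.1 rows 1 j [0.41, 0.51, 1.88, -0.0, 0.74, 1.3]
[-0.01, -0.01, 0.88, 0.05, -0.03, -0.03]
```

Request:
step_arm --moves '[0,0,0.5,0,0,0,1,0,0,0.2,0,0,0,1,0,0,0,0,0,0,1]'

```text
time: 57.35
tool_pos: [403.3, 259.1, 22.6]
tcp_rot: [3.137, -0.005, 0.688]
contact_force: [0.1, -0.0, -0.7]
grip_width: 45.7
```

Request:
step_arm --moves '[-0.05,-0.05,0.3,0,0,0,1,0,0,0,0,0,0,1,0,0,0,0,0,0,-0.12,0,0,0,0,0,0,-0.12,0,0,0,0,0,0,-0.12,0,0,-0.4,0,0,0,-0.12,0,0,-0.8,0,0,0,-0.2,0,0,-0.8,0,0,0,-0.5]'

```text
time: 58.02
tool_pos: [400.4, 258.8, 57.2]
tcp_rot: [3.138, -0.002, 0.688]
contact_force: [0.2, 1.0, -0.6]
grip_width: 58.2
```

Request:
step_arm --moves '[0,0,-0.9,0,0,0,-0.6,0,0,-0.9,0,0,0,-0.6,0,0,-0.9,0,0,0,-0.6,0,0,-0.9,0,0,0,-0.6,-0.5,0.7,-0.3,0,0,0,-0.6,-0.5,0.7,0,0,0,0,-0.6,-0.5,0.7,0,0,0,0,-0.6,-0.5,0.7,0,0,0,0,-0.6]'

```text
time: 58.68
tool_pos: [406.9, 191.6, 149.6]
tcp_rot: [3.134, -0.016, 0.693]
contact_force: [0.4, 0.7, 0.3]
grip_width: 73.6
```

Request:
step_arm --moves '[-0.5,0.75,0,0,0,0,-0.6,-0.5,0.75,0,0,0,0,-0.6,-0.5,0.75,0,0,0,0,-0.6,-0.5,0.75,0,0,0,0,-0.6,-0.5,0.75,0,0,0,0,-0.6,-0.5,0.75,0,0,0,0,-0.6,-0.5,0.75,0,0,0,0,-0.6,-0.5,0.75,0,0,0,0,-0.6]'

```text
time: 59.35
tool_pos: [422.2, 41.6, 156.5]
tcp_rot: [3.129, -0.023, 0.695]
contact_force: [0.8, -0.1, 0.3]
grip_width: 73.6
```

Request:
step_arm --moves '[-0.55,0.75,0,0,0,0,-0.6,-0.55,0.75,0,0,0,0,-0.6,-0.55,0.75,0,0,0,0,-0.6,-0.55,0.75,0,0,0,0,-0.6,-0.55,0.75,0,0,0,0,-0.6,-0.55,0.75,0,0,0,0,-0.6,-0.5,0.6,0,0,0,0,-0.6,0,0,0,0,0,0,-0.6]'

```text
time: 60.02
tool_pos: [429.5, -94.6, 163.1]
tcp_rot: [3.12, -0.028, 0.693]
contact_force: [-0.1, -0.7, 0.5]
grip_width: 73.6
```

```bash
python3 go.py 402 -100 150 .69|head -1;python3 fruit.py f17;python3 - <<'E'
from h import *
crop('scene',cv2.imread('pics/scene_f17.png')[:,:,::-1],40,185,200,290,5,'f17a')
crop('scene',cv2.imread('pics/scene_f17.png')[:,:,::-1],190,185,350,290,5,'f17b')
crop('top',cv2.imread('pics/top_f17.png')[:,:,::-1],100,190,345,270,3,'f17t')
E
```

```text
now [429.5 -94.6 163.1] yaw 0.6926 tilt -0.0211 -0.028 F [-0.1 -0.7  0.5] w 73.6 t 60.02 rows 2 j [-0.4, 0.24, 1.87, 0.02, 1.0, 0.47]
top lime [147.3 242.6] 86 ang_img 44 [11, 10] [418.4 430.3]
top lime [185.5 246.5] 84 ang_img 47 [10, 10] [398.  258.1]
top lemon [168.5 225.5] 127 ang_img 45 [12, 12] [494.1 337.1]
scene lime [ 91.8 243.8] 149 ang_img 31 [14, 13] [422.2 432.5]
scene lime [140.2 249.7] 137 ang_img 77 [12, 14] [403.6 257.5]
```

View pics/f17a.png

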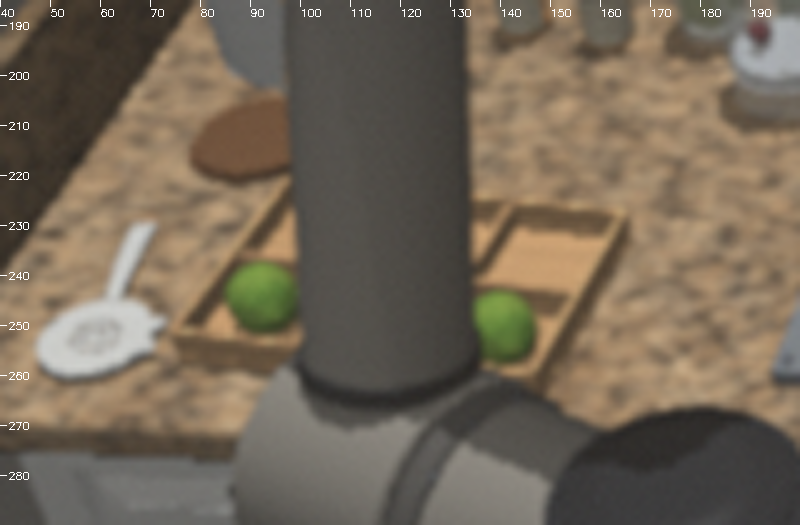

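View pics/f17b.png

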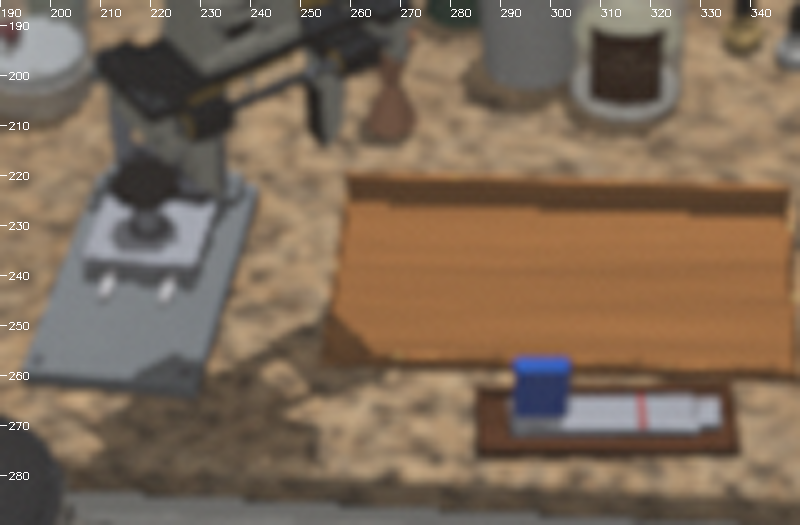

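View pics/f17t.png

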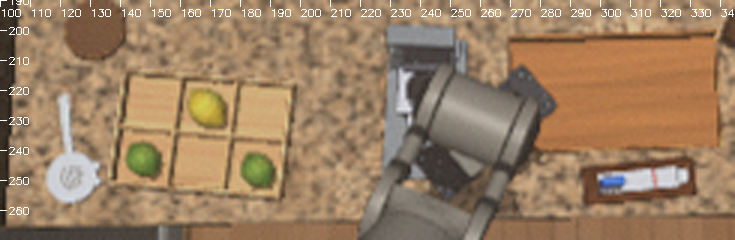

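```bash
python3 - <<'E'
from h import *
crop('top',cv2.imread('pics/top_f17.png')[:,:,::-1],288,238,338,262,15,'g1')
crop('scene',cv2.imread('pics/scene_f17.png')[:,:,::-1],280,250,345,282,12,'g2')
E
```

```text
(no output)
```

View pics/g1.png

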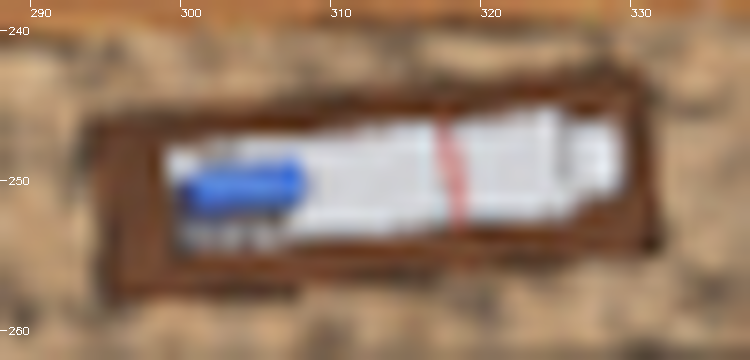

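View pics/g2.png

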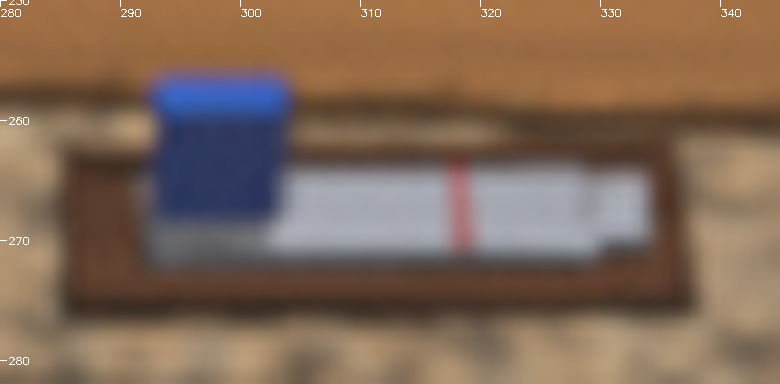

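```bash
python3 -c "
from plant import *
print(close_job()); print(get_obs()['time'])"
```

```text
the job is handed in; nothing more can be done
None
the job is handed in; nothing more can be done
```

The job is done and handed in at about 60 s of the 210 s allowed; no verdict came back.

**What I did**
- **Press:** I slid the gauge into the channel until its red line was level with the platen's front edge. My first insertion was about 5–6 mm short, so I pushed it in a bit further. I then pushed the platen down by its pad.
- **Gauge:** I drew it straight out and laid it back in its tray.
- **Fruit:** Three were on the serving tray. The two limes went into wells 1 and 3 and the lemon into well 5.

**Last checks**
- **Platen height:** the pad stopped at 78.0 mm, as it should when set. At that moment the wrist reading rose briefly to 39 N, just under the 40 N limit, and I backed off at once.
- **Red line:** it measured within about 1–2 mm of the platen edge in both cameras.
- **Platen after drawing out:** it had not shifted by more than about 0.5 mm. The two ways of measuring disagreed on the direction, and the final top view of it was partly hidden by the arm.
- **Gauge in its tray:** it lies flat and clear of the walls. It slipped a few mm in the fingers, probably while being drawn out, so I corrected its position before setting it down.
- **Fruit:** the top view shows one in each of the three wells and the serving tray empty. Each fruit dropped about a centimetre or less when released.
- **Other things:** I saw nothing else moved, though I did not measure the jigger or the rocks glass.

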